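# Load flatted sample bars and latch the reader carriage

### The job

Load the reader: lay the white reference tile, white face up, in its shallow tray on the carriage, and put every sample bar from the wooden stand into a V-rest of its own on the carriage, centred, flatted end towards the reader, each rolled so that its flat faces straight up. Only when all are loaded, lift the thumb latch over the striker, push the carriage fully home and let the latch drop into its catch. Leave the other things on the bench where they are.

Things in the scene. Friction and masses are not known exactly. Their poses are not given: they have to be found in the camera images.
- bar_a: Plain metal sample bar, one of up to three alike (absent: None). Round, 32 mm diameter, 175 mm long, 0.35 kg. Origin on its axis at its centre of mass; x along the axis towards the flatted end. Fully round from x -85 to +50 mm; from +50 to +90 mm a flat is milled 10 mm from the axis; z points out of the flat (z up = flat up). Starts in a notch of the stand, flat turned elsewhere.
- bar_b: Plain metal sample bar, one of up to three alike (absent: None). Round, 32 mm diameter, 175 mm long, 0.35 kg. Origin on its axis at its centre of mass; x along the axis towards the flatted end. Fully round from x -85 to +50 mm; from +50 to +90 mm a flat is milled 10 mm from the axis; z points out of the flat (z up = flat up). Starts in a notch of the stand, flat turned elsewhere.
- bar_c: Plain metal sample bar, one of up to three alike (absent: None). Round, 32 mm diameter, 175 mm long, 0.35 kg. Origin on its axis at its centre of mass; x along the axis towards the flatted end. Fully round from x -85 to +50 mm; from +50 to +90 mm a flat is milled 10 mm from the axis; z points out of the flat (z up = flat up). Starts in a notch of the stand, flat turned elsewhere.
- bar_a_flat (a point): Centre of the milled flat of bar_a (70 mm along x and 10 mm along z from the bar's origin; axes as the bar's).
- bar_b_flat (a point): Centre of the milled flat of bar_b (70 mm along x and 10 mm along z from the bar's origin; axes as the bar's).
- bar_c_flat (a point): Centre of the milled flat of bar_c (70 mm along x and 10 mm along z from the bar's origin; axes as the bar's).
- tile: White reference tile: black frame 80 (x) x 56 (y) x 28 mm with a white face on top (top at 29.5 mm), 0.25 kg. Origin at the centre of its underside, z up through the white face. Starts loose on the bench.
- tile_seat (a point): Centre of the floor of the tile tray on the carriage; x, y along the carriage. Inside 102 (x) x 78 (y) mm, with a lip 10 mm high. The tile's origin belongs here, lying flat, long side along x.
- slot_1 (a point): V-rest 1 on the carriage: where a seated bar's origin belongs, 95 mm above the bench, 65 mm above the carriage plate. x along the bar towards the reader, y left, z up. Rests 1, 2, 3 lie 112 mm apart along y. Each is two grey 90-degree V-supports, 16 mm thick (x -44 to -28, 28 to 44 mm), 50 mm wide, tops 1 mm below the bar's axis; free for fingers between them.
- slot_2 (a point): V-rest 2 on the carriage: where a seated bar's origin belongs, 95 mm above the bench, 65 mm above the carriage plate. x along the bar towards the reader, y left, z up. Rests 1, 2, 3 lie 112 mm apart along y. Each is two grey 90-degree V-supports, 16 mm thick (x -44 to -28, 28 to 44 mm), 50 mm wide, tops 1 mm below the bar's axis; free for fingers between them.
- slot_3 (a point): V-rest 3 on the carriage: where a seated bar's origin belongs, 95 mm above the bench, 65 mm above the carriage plate. x along the bar towards the reader, y left, z up. Rests 1, 2, 3 lie 112 mm apart along y. Each is two grey 90-degree V-supports, 16 mm thick (x -44 to -28, 28 to 44 mm), 50 mm wide, tops 1 mm below the bar's axis; free for fingers between them.
- carriage (a joint): Slide of the carriage along its x, towards the reader: 0 m is fully out, 0.090 m fully home (end stop). About 3 N of friction; it stays where it is left. Starts part out.
- latch (a joint): Thumb latch, a steel bar pivoting on the carriage: 0 rad level (dropped), grows as its free end is lifted, to 0.6; falls by its own weight. The tooth under its free end meets the fixed striker at a carriage value of about 0.06 m, clears it with the latch above 0.15 rad, and can drop behind it from 0.086 m. With the latch down the striker blocks the carriage both ways.
- latch_tab (a point): Middle of the latch's upright black thumb tab, the thing to pinch: 20 (x) x 10 (y) mm, reaching 16 mm above and 19 mm below this point. Its axes turn with the latch; at 0 rad x points to the reader and z up.
- latch_pivot (a point): Pivot of the latch; the axis lies along the carriage's y. The tab point is 100 mm along x and 26 mm above it at 0 rad; lifting swings the tab up and back towards the pivot.
- stand: Low fixed wooden stand with three V-notches 75 mm apart along its y; bars lie in it along its x, axes 45 mm above the bench. Supports at x = -44 to -28 and 28 to 44 mm; free for fingers between them. Origin on the bench at its centre.
- reagent: Amber jar, 60 mm across, 85 mm high, standing. Bystander: leave it alone.
- beaker: Glass beaker, 70 mm across, 90 mm high, standing. Bystander: leave it alone.
- pipette: Blue and white pipette about 240 mm long, lying. Bystander: leave it alone.
- tip_box: Grey box 120 x 85 x 60 mm. Bystander: leave it alone.
- wash_bottle: White bottle 64 mm across, 150 mm high, standing. Bystander: leave it alone.
- dish: Glass dish 90 mm across, 16 mm high. Bystander: leave it alone.
- filter_box: Cardboard box 90 x 60 x 30 mm. Bystander: leave it alone.
Things that resemble listed ones, but are neither listed nor needed, are in the scene too. Leave any turquoise look-alike of the bar_b alone.

How it is judged:
On the way, in this order (a step that is already met when the one before it is completed fails the run):
1. all bars lie in V-rests with flats up and the tile lies in its tray, while the carriage is still out (((y of bar_a in the frame of slot_1 between -0.006 and 0.006 m and z of bar_a in the frame of slot_1 between -0.006 and 0.006 m and x of bar_a in the frame of slot_1 between -0.012 and 0.012 m) or (y of bar_a in the frame of slot_2 between -0.006 and 0.006 m and z of bar_a in the frame of slot_2 between -0.006 and 0.006 m and x of bar_a in the frame of slot_2 between -0.012 and 0.012 m) or (y of bar_a in the frame of slot_3 between -0.006 and 0.006 m and z of bar_a in the frame of slot_3 between -0.006 and 0.006 m and x of bar_a in the frame of slot_3 between -0.012 and 0.012 m)) and angle between the x axis of each of bar_a, bar_b, bar_c and the x axis of slot_1, either way round below 0.08 rad and x of each of bar_a_flat, bar_b_flat, bar_c_flat in the frame of slot_1 above 0.05 m and angle between each of bar_a_flat, bar_b_flat, bar_c_flat's own z axis and vertical below 0.17 rad and ((y of bar_b in the frame of slot_1 between -0.006 and 0.006 m and z of bar_b in the frame of slot_1 between -0.006 and 0.006 m and x of bar_b in the frame of slot_1 between -0.012 and 0.012 m) or (y of bar_b in the frame of slot_2 between -0.006 and 0.006 m and z of bar_b in the frame of slot_2 between -0.006 and 0.006 m and x of bar_b in the frame of slot_2 between -0.012 and 0.012 m) or (y of bar_b in the frame of slot_3 between -0.006 and 0.006 m and z of bar_b in the frame of slot_3 between -0.006 and 0.006 m and x of bar_b in the frame of slot_3 between -0.012 and 0.012 m)) and ((y of bar_c in the frame of slot_1 between -0.006 and 0.006 m and z of bar_c in the frame of slot_1 between -0.006 and 0.006 m and x of bar_c in the frame of slot_1 between -0.012 and 0.012 m) or (y of bar_c in the frame of slot_2 between -0.006 and 0.006 m and z of bar_c in the frame of slot_2 between -0.006 and 0.006 m and x of bar_c in the frame of slot_2 between -0.012 and 0.012 m) or (y of bar_c in the frame of slot_3 between -0.006 and 0.006 m and z of bar_c in the frame of slot_3 between -0.006 and 0.006 m and x of bar_c in the frame of slot_3 between -0.012 and 0.012 m)) and x of tile in the frame of tile_seat between -0.014 and 0.014 m and y of tile in the frame of tile_seat between -0.014 and 0.014 m and z of tile in the frame of tile_seat between -0.004 and 0.004 m and angle between tile's own z axis and vertical below 0.06 rad and value of joint carriage below 0.055 m), for 0.2 s.
2. the carriage is home and the latch has dropped behind the striker (value of joint carriage above 0.083 m and value of joint latch below 0.04 rad), for 0.2 s.
At the end, for the whole second after the job is handed in: Each bar present is within 12 mm along and 6 mm across of a V-rest's centre, flatted end to the reader, flat up within 10 degrees; tile flat, white up, within 14 mm of its tray's centre; carriage home (83 mm or more), latch down (below 0.04 rad); all at rest (all of step 2 and ((y of bar_a in the frame of slot_1 between -0.006 and 0.006 m and z of bar_a in the frame of slot_1 between -0.006 and 0.006 m and x of bar_a in the frame of slot_1 between -0.012 and 0.012 m) or (y of bar_a in the frame of slot_2 between -0.006 and 0.006 m and z of bar_a in the frame of slot_2 between -0.006 and 0.006 m and x of bar_a in the frame of slot_2 between -0.012 and 0.012 m) or (y of bar_a in the frame of slot_3 between -0.006 and 0.006 m and z of bar_a in the frame of slot_3 between -0.006 and 0.006 m and x of bar_a in the frame of slot_3 between -0.012 and 0.012 m)) and angle between the x axis of each of bar_a, bar_b, bar_c and the x axis of slot_1, either way round below 0.08 rad and x of each of bar_a_flat, bar_b_flat, bar_c_flat in the frame of slot_1 above 0.05 m and angle between each of bar_a_flat, bar_b_flat, bar_c_flat's own z axis and vertical below 0.17 rad and ((y of bar_b in the frame of slot_1 between -0.006 and 0.006 m and z of bar_b in the frame of slot_1 between -0.006 and 0.006 m and x of bar_b in the frame of slot_1 between -0.012 and 0.012 m) or (y of bar_b in the frame of slot_2 between -0.006 and 0.006 m and z of bar_b in the frame of slot_2 between -0.006 and 0.006 m and x of bar_b in the frame of slot_2 between -0.012 and 0.012 m) or (y of bar_b in the frame of slot_3 between -0.006 and 0.006 m and z of bar_b in the frame of slot_3 between -0.006 and 0.006 m and x of bar_b in the frame of slot_3 between -0.012 and 0.012 m)) and ((y of bar_c in the frame of slot_1 between -0.006 and 0.006 m and z of bar_c in the frame of slot_1 between -0.006 and 0.006 m and x of bar_c in the frame of slot_1 between -0.012 and 0.012 m) or (y of bar_c in the frame of slot_2 between -0.006 and 0.006 m and z of bar_c in the frame of slot_2 between -0.006 and 0.006 m and x of bar_c in the frame of slot_2 between -0.012 and 0.012 m) or (y of bar_c in the frame of slot_3 between -0.006 and 0.006 m and z of bar_c in the frame of slot_3 between -0.006 and 0.006 m and x of bar_c in the frame of slot_3 between -0.012 and 0.012 m)) and x of tile in the frame of tile_seat between -0.014 and 0.014 m and y of tile in the frame of tile_seat between -0.014 and 0.014 m and z of tile in the frame of tile_seat between -0.004 and 0.004 m and angle between tile's own z axis and vertical below 0.06 rad and linear speed of each of bar_a, bar_b, bar_c, tile below 0.02 m/s); the robot touches nothing.
It fails at once if a bystander is moved by more than 40 mm (distance of any of reagent, beaker, pipette, tip_box, wash_bottle, dish, filter_box from where it was at the start of the episode above 0.04 m).
Of bar_a, bar_b, bar_c only 2 to 3 are there at a start; the rules pass over those that are not, and their reading is None.
At some moment in a run one of tile may be knocked a few centimetres aside while the robot is not near it.
It also fails if it takes over 210 s, if anything falls off the work surface, if the arm or the gripper's body presses on something with over 40 N, if the wrist force passes 120 N, or if a joint passes its speed limit or range.

### The arm

A 7-joint arm with a two-finger parallel gripper is mounted at the origin on the work surface. World frame = base frame: x ahead of the robot, y to its left, z up, the work surface at z = 0. Lengths are in m, angles in rad, forces in N, time in s.
With the tool pointing down it reaches from about 0.425 to 1.025 m from the base axis. Payload 9.4 kg.
Tool frame: the origin (TCP) lies at the very end of the fingers, on their centre line; the grasp point (between the pads) lies 19 mm behind it; y points along the fingers, x is the direction in which the jaws open and shut, and the axes are right-handed (so a half turn about y gives the same grasp; the last joint's range is limited). The gripper opens to 85 mm and grips with 20 to 120 N. Pads are 22 mm wide; open, the fingers measure 114 mm over their backs; the gripper's body (76 mm by 85 mm) begins 54 mm behind the grasp point. The pads swing forward as they close: fully open they stand 13 mm farther back than shut.
Start: joints at [-0.077, 0.599, -0.003, 1.599, 0.002, 0.943, -0.08], TCP at [0.725, -0, 0.231] pointing down, gripper open.
Joint ranges: [-2.57, 2.57], [-0.35, 1.97], [-1.29, 1.29], [0.11, 2.56], [-1.05, 4.19], [0.11, 1.86], [-2.63, 2.63]. Speed limits (rad/s): [2.22, 2.22, 3.01, 3.01, 3.14, 3.14, 3.14].

### API

Orientations are given as a 3x3 rotation matrix whose columns are the frame's x, y, z axes.
In Python, from station import bot gives the robot as it stands.
- The arm moves only by the tool move_arm, never from a script. Its argument "steps" is a list that holds one entry, the list of rows, each a list of 7 numbers: the shift along the world's x, y, z each as a share of 0.2 m, from -1 to 1, then the turn, a rotation vector about the world's x, y, z each as a share of pi/2 rad, from -1 to 1, then the opening, from 0 (shut) to 1 (fully open). In form: [[[dx, dy, dz, ax, ay, az, grip], ...]]. A call has 1 to 5 rows; each row is the pose to reach, as a shift and turn from the pose commanded when the call began; what a row does not reach only later rows make up. A row lasts 1/8 s, in which the tool goes at most 62.5 mm and 10.7 degrees, less where a joint would pass 70% of its speed; a pose out of reach is approached as far as the arm can. A call with a number of a shift or a turn outside -1 to 1 is refused whole. A call with a gripper value outside its range is refused whole. The fingers move at their own pace and stop on an object; "squeeze" is the grip in N (left out, the last holds). Time passes only in rows, so rows that repeat a pose let the fingers close. It gives the time, the measured TCP pose, the force and the opening at its end, in the units of the state.
- bot.state(): the state, without advancing time (a new reading comes with each control period).
- bot.camera(name): name is "scene" or "side" or "wrist"; returns the picture (420x560x3 uint8, blue, green, red); there is no depth.
- bot.camera_info(name): a dict with "camera_matrix" (3x3 intrinsics, pixels), "rvec" (rotation vector, rad) and "tvec" (3), from world to camera coordinates, as OpenCV has them. Camera axes: x right, y down, z forward; pixel columns grow to the right and rows downward; lengths in m; the calibration is good to about 2 mm. A picture is of the moment at which its call begins: read the wrist's pose just before it. camera_info takes no time and is no camera call; for the wrist camera it gives the pose at the moment of the call.
- bot.finish_job(): hands the job in, once; it reports no verdict.
Trained networks look in the newest picture that a camera, given by its name, has taken for a name from the list of things; names that differ only in an ending like _2 or _b are one class to them, and where a whole thing is asked for, a point or a joint stands for the part that bears it (a point fixed in the world has none). Each returns a list of dicts, best first, with "score" (0 to 1); they miss things now and then, are a little off and sometimes report something else, mostly with a low value. They report only what shows in the picture. A call takes as long as a camera call. They do not tell look-alikes from the thing itself.
- bot.boxes_of(camera, name): "position" ([x, y, z] in m, in world coordinates, good to about 4 mm: the middle of the surface that is visible of it).
The state is a dict: "time_s": time; "joint_pos": joint angles; "joint_vel": joint speeds; "tau": joint torques, N m; "tcp_pos": TCP position; "eef_rot": TCP orientation; "ft_force": force on the tool from outside, world axes, zero at the start; "ft_torque": the same for the moment, N m; "gripper_width": finger opening in m.
Only numpy, scipy, OpenCV 4.12 (cv2) and the standard library are available. Lean on these libraries where they do the work, as an engineer would, in place of code of your own. Each camera call takes 0.05 s, during which the arm holds its last target.

## Working session

There is one attempt and no reset: what is moved stays moved. The work goes in short steps, Python scripts to look and compute and a tool call to move; the robot and the scene stay as the last step left them, time stands still between calls to the robot, and variables do not carry over. Pictures are saved under pics/ and viewed, and the job is handed in when it is done.

Besides the shell and the picture viewer there is one more tool, called after ">>>" as name(argument=value, ...) on one line, values as JSON. move_arm: Moves the arm, as the interface text tells. Its arguments: {"type":"object","properties":{"steps":{"type":"array"},"squeeze":{"type":"number"}},"required":["steps"]}

```bash
ls; mkdir -p pics; cat > h.py <<'E'
import numpy as np, cv2
from station import bot
def info(n):
    i=bot.camera_info(n); K=np.array(i["camera_matrix"]);R=cv2.Rodrigues(np.array(i["rvec"],float))[0];t=np.array(i["tvec"],float).ravel();return K,R,t
def ray(n,u,v,z):
    K,R,t=info(n); c=-R.T@t; d=R.T@np.linalg.inv(K)@np.array([u,v,1.]); return c+d*(z-c[2])/d[2]
def proj(n,p):
    K,R,t=info(n); q=K@(R@np.array(p)+t); return q[:2]/q[2]
E
python3 - <<'E'
from h import *
for n in ["scene","side","wrist"]:
    cv2.imwrite(f"pics/{n}0.png",bot.camera(n))
    K,R,t=info(n); print(n,-R.T@t,K[0,0]); 
    for nm in ["bar_a","bar_a_flat","tile","tile_seat","slot_1","latch_tab","stand"]:
        print(nm,[(np.round(d["position"],3).tolist(),round(d["score"],2),proj(n,d["position"]).astype(int).tolist()) for d in bot.boxes_of(n,nm)][:6])
print({k:np.round(v,3).tolist() for k,v in bot.state().items()})
E
```

```text
pics
scene [ 1.40938782 -0.20983104  1.1039608 ] 388.0000918274914
bar_a [([0.25, 0.292, 0.032], 0.75, [316, 177]), ([0.457, 0.375, 0.06], 0.66, [356, 201]), ([0.514, 0.24, 0.056], 0.66, [328, 220]), ([0.436, 0.607, 0.026], 0.58, [405, 192])]
bar_a_flat []
tile [([0.642, 0.192, 0.028], 0.57, [328, 253])]
tile_seat [([0.516, -0.184, 0.031], 0.66, [216, 250])]
slot_1 [([0.519, -0.177, 0.032], 0.96, [218, 250])]
latch_tab []
stand [([0.491, 0.299, 0.012], 0.67, [339, 220]), ([0.347, 0.453, 0.078], 0.26, [363, 176])]
side [ 0.15376202 -1.06016656  1.08642842] 484.45349635113723
bar_a [([0.236, 0.286, 0.029], 0.94, [198, 187]), ([0.503, 0.232, 0.055], 0.74, [276, 177]), ([0.445, 0.366, 0.056], 0.69, [251, 158]), ([0.432, 0.604, 0.028], 0.68, [234, 131])]
bar_a_flat [([0.422, 0.095, 0.063], 0.59, [263, 204]), ([0.329, 0.453, 0.077], 0.55, [215, 145]), ([0.504, 0.236, 0.06], 0.36, [276, 175])]
tile [([0.63, 0.183, 0.031], 0.95, [315, 184]), ([0.489, 0.299, 0.016], 0.31, [267, 175])]
tile_seat [([0.501, -0.199, 0.03], 0.68, [315, 272])]
slot_1 [([0.501, -0.2, 0.034], 0.73, [316, 272])]
latch
[... 259 characters left out ...]
5, 17]), ([0.532, 0.067, 0.063], 0.49, [87, 130])]
tile_seat [([0.489, -0.034, 0.03], 0.73, [85, 214]), ([0.633, 0.179, 0.032], 0.52, [185, 14])]
slot_1 [([0.489, -0.035, 0.029], 0.98, [85, 215])]
latch_tab [([0.534, 0.071, 0.063], 0.79, [89, 126])]
stand [([0.493, 0.192, 0.01], 0.58, [59, 8])]
{'time_s': 1.2, 'joint_pos': [-0.077, 0.599, -0.003, 1.599, 0.002, 0.943, -0.08], 'joint_vel': [0.001, -0.001, -0.0, -0.001, 0.001, -0.002, -0.0], 'tau': [0.003, -77.623, 1.565, -25.839, 0.012, 0.002, 0.0], 'tcp_pos': [0.725, 0.0, 0.231], 'eef_rot': [[1.0, 0.0, -0.0], [0.0, -0.0, 1.0], [0.0, -1.0, -0.0]], 'ft_force': [0.927, -0.168, 0.096], 'ft_torque': [-0.057, -0.016, 0.008], 'gripper_width': 0.085}
```

View pics/scene0.png

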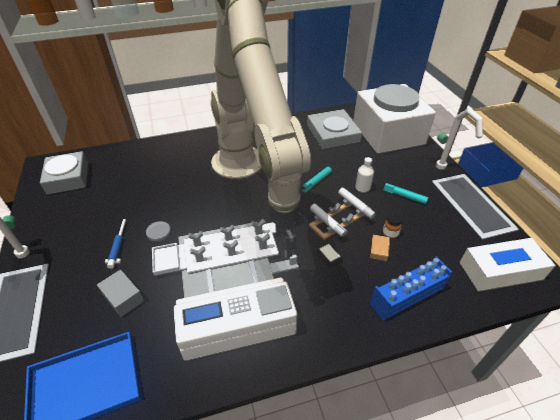

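View pics/side0.png

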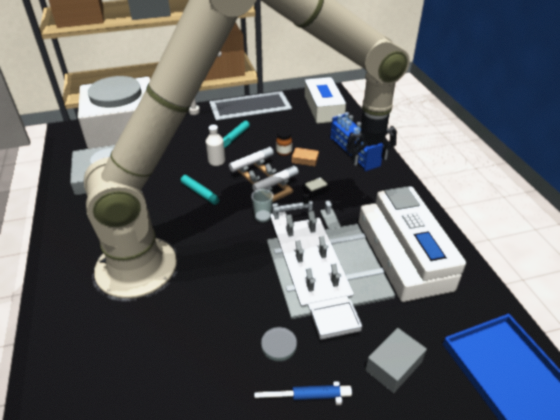

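View pics/wrist0.png

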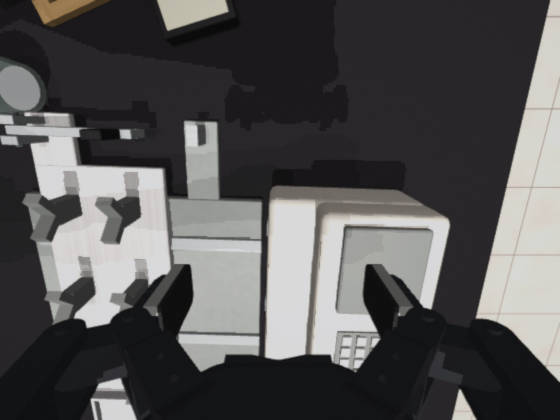

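>>> move_arm(steps=[[[-0.3, 0.25, 0.25, 0, 0, 0, 1], [-0.6, 0.5, 0.45, 0, 0, 0, 1], [-0.9, 0.8, 0.5, 0, 0, 0, 1], [-1, 0.95, 0.5, 0, 0, 0, 1], [-1, 0.95, 0.5, 0, 0, 0, 1]]])

```text
time_s: 1.82
tcp_pos: [0.5232, 0.1919, 0.3322]
eef_rot: [[1.0, 0.001, -0.002], [0.002, 0.001, 1.0], [0.001, -1.0, 0.001]]
ft_force: [0.3, 0.4, 0.6]
gripper_width: 0.0854
```

```bash
python3 - <<'E'
from h import *
n="wrist"
im=bot.camera(n);cv2.imwrite(f"pics/w1.png",im);np.save("w1.npy",im)
K,R,t=info(n);np.savez("w1cam.npz",K=K,R=R,t=t)
for nm in ["bar_a","bar_a_flat","tile","latch_tab","latch_pivot","stand","beaker","reagent","filter_box"]:
        print(nm,[(np.round(d["position"],3).tolist(),round(d["score"],2),proj(n,d["position"]).astype(int).tolist()) for d in bot.boxes_of(n,nm)][:6])
s=bot.camera("scene")
cv2.imwrite("pics/s1.png",cv2.resize(s[170:290,270:430],None,fx=5,fy=5,interpolation=cv2.INTER_CUBIC))
s=bot.camera("side")
cv2.imwrite("pics/sd1.png",cv2.resize(s[120:240,200:360],None,fx=5,fy=5,interpolation=cv2.INTER_CUBIC))
print(bot.state()["tcp_pos"])
E
```

```text
bar_a [([0.508, 0.241, 0.058], 0.93, [266, 144]), ([0.447, 0.375, 0.058], 0.9, [217, 35]), ([0.238, 0.296, 0.03], 0.79, [78, 102])]
bar_a_flat []
tile [([0.633, 0.198, 0.032], 0.63, [347, 169])]
latch_tab [([0.532, 0.073, 0.063], 0.74, [280, 252]), ([0.505, -0.024, 0.031], 0.39, [264, 295])]
latch_pivot [([0.536, 0.071, 0.066], 0.9, [283, 254]), ([0.444, 0.374, 0.056], 0.55, [210, 30])]
stand [([0.458, 0.315, 0.011], 0.63, [229, 85]), ([0.417, 0.105, 0.06], 0.57, [205, 231]), ([0.504, 0.245, 0.058], 0.19, [260, 136])]
beaker [([0.417, 0.105, 0.059], 0.66, [204, 231]), ([0.507, -0.022, 0.028], 0.39, [266, 293])]
reagent []
filter_box [([0.657, 0.377, 0.032], 0.64, [374, 33])]
[0.52535953 0.18937593 0.33094172]
```

View pics/w1.png

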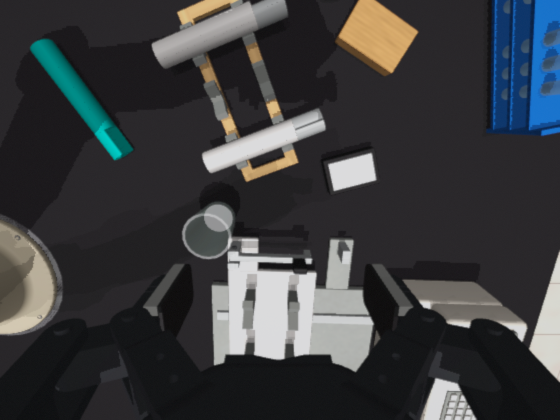

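View pics/s1.png

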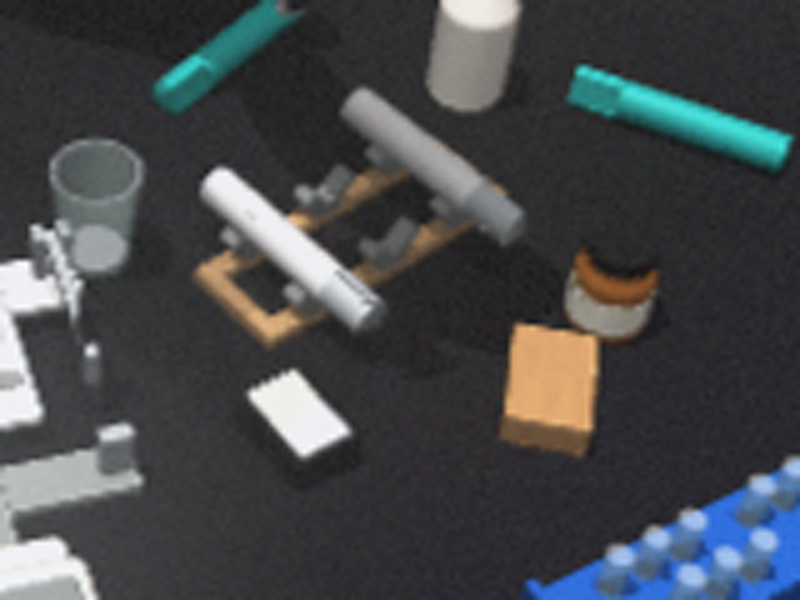

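View pics/sd1.png

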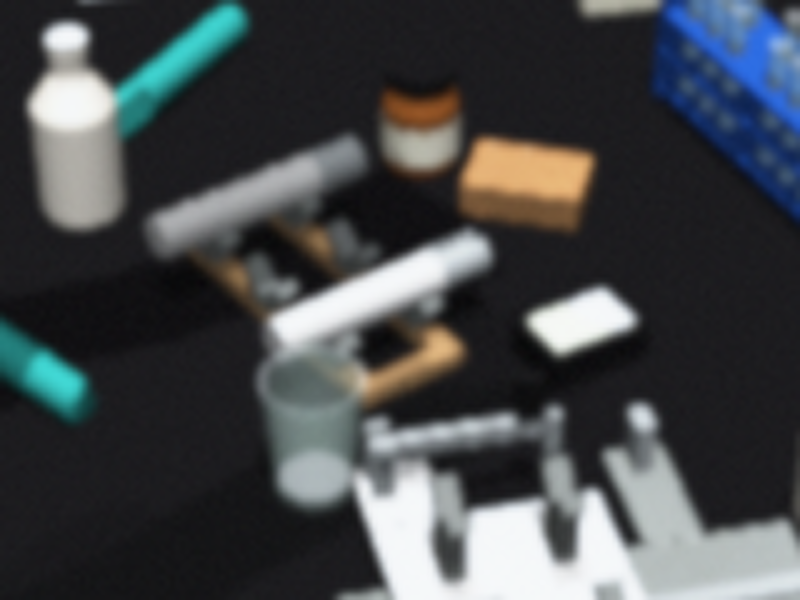

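```bash
python3 - <<'E'
from h import *
im=np.load("w1.npy")
a=cv2.resize(im[95:185,190:340],None,fx=5,fy=5,interpolation=cv2.INTER_CUBIC)
cv2.imwrite("pics/c1.png",a)
b=cv2.resize(im[0:90,140:300],None,fx=5,fy=5,interpolation=cv2.INTER_CUBIC)
cv2.imwrite("pics/c2.png",b)
K,R,t=info("wrist");print(R,-R.T@t)
E
```

```text
[[ 9.99998661e-01 -1.60244520e-03 -3.31132706e-04]
 [-1.43407122e-03 -9.55729016e-01  2.94244782e-01]
 [-7.87984274e-04 -2.94243913e-01 -9.55730034e-01]] [0.52711168 0.26434714 0.47423547]
```

View pics/c1.png

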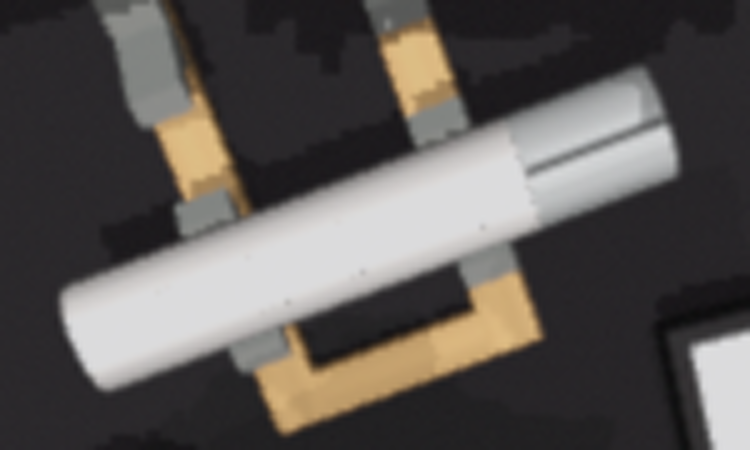

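View pics/c2.png

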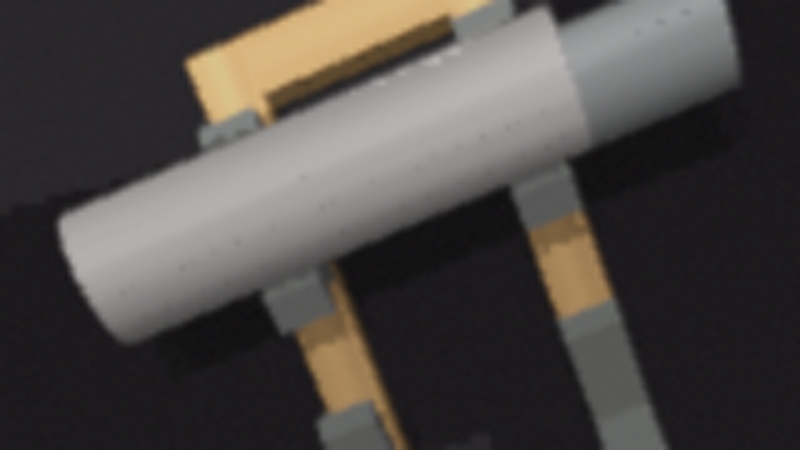

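>>> move_arm(steps=[[[0.15, 0, -0.1, 0, 0.1, 0, 1], [0.3, 0, -0.3, 0, 0.2, 0, 1], [0.5, 0.03, -0.6, 0, 0.3, 0, 1], [0.55, 0.05, -0.9, 0, 0.4, 0, 1], [0.55, 0.05, -1, 0, 0.5, 0, 1]]])

```text
time_s: 3.05
tcp_pos: [0.6348, 0.1993, 0.1269]
eef_rot: [[0.701, -0.713, 0.001], [-0.001, -0.0, 1.0], [-0.713, -0.701, -0.001]]
ft_force: [0.3, -0.3, 0.7]
gripper_width: 0.0855
```

```bash
python3 - <<'E'
from h import *
n="wrist"
im=bot.camera(n);cv2.imwrite(f"pics/w2.png",im)
print(bot.state()["tcp_pos"],-info(n)[1].T@info(n)[2])
E
```

```text
[0.63269372 0.19770559 0.11754143] [0.73793777 0.27292443 0.21590995]
```

View pics/w2.png

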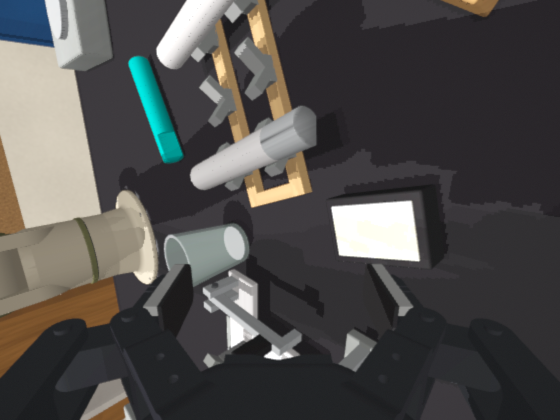

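```bash
python3 - <<'E'
from h import *
im=cv2.imread("pics/w2.png")
a=cv2.resize(im[90:200,180:330],None,fx=5,fy=5,interpolation=cv2.INTER_CUBIC)
cv2.imwrite("pics/c3.png",a)
E
```

```text
(no output)
```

View pics/c3.png

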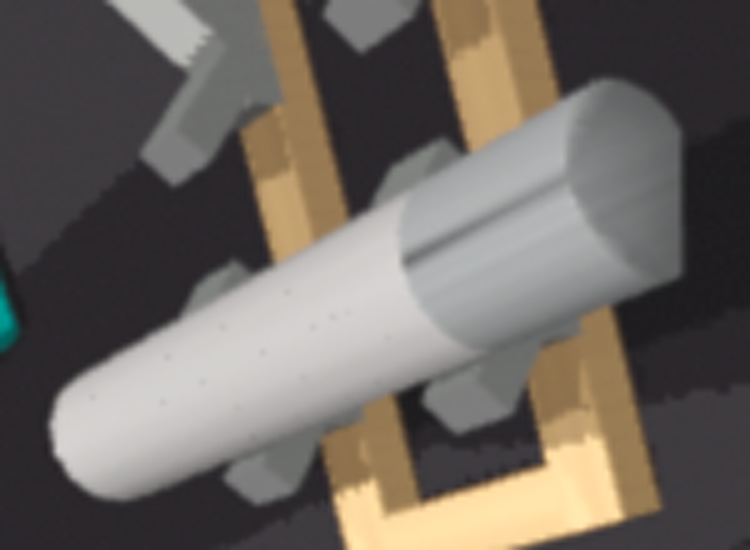

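```bash
cat >> h.py <<'E'
def shot(n,tag):
    K,R,t=info(n); im=bot.camera(n); cv2.imwrite(f"pics/{tag}.png",im); np.savez(tag+".npz",K=K,R=R,t=t); K2,R2,t2=info(n)
    print(tag,"cam moved mm",np.round(1e3*(R2.T@t2-R.T@t),2)); return im
def crop(tag,x0,y0,x1,y1,f=5):
    im=cv2.imread(f"pics/{tag}.png"); cv2.imwrite(f"pics/{tag}_c.png",cv2.resize(im[y0:y1,x0:x1],None,fx=f,fy=f,interpolation=cv2.INTER_CUBIC))
def rays(tag,px):
    d=np.load(tag+".npz"); c=-d["R"].T@d["t"]; v=(d["R"].T@np.linalg.inv(d["K"])@np.c_[px,np.ones(len(px))].T).T
    return c,v/np.linalg.norm(v,axis=1)[:,None]
def pj(tag,p):
    d=np.load(tag+".npz"); q=(d["K"]@(d["R"]@np.atleast_2d(p).T+d["t"][:,None])); return (q[:2]/q[2]).T
E
python3 - <<'E'
from h import *
shot("wrist","w3"); crop("w3",180,90,340,200); print(bot.state()["tcp_pos"])
E
```

```text
w3 cam moved mm [ 1.07 -0.02 -2.91]
[0.63248482 0.19763553 0.11953304]
```

View pics/w3_c.png

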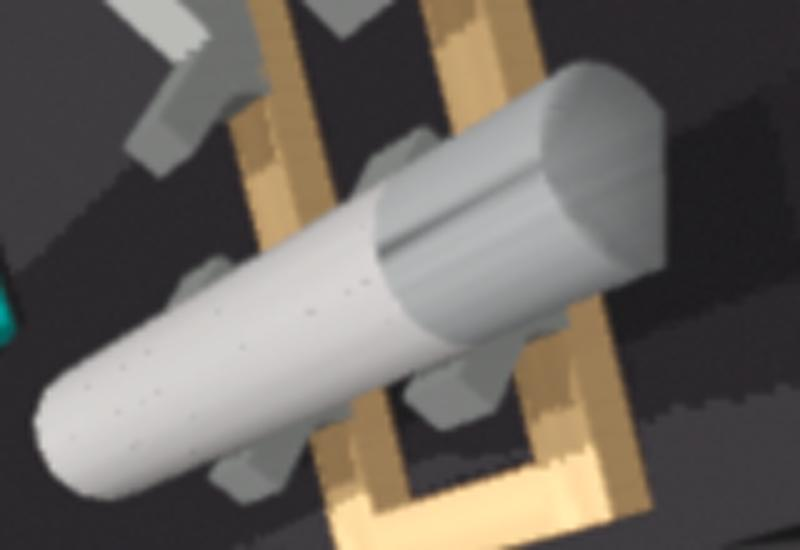

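```bash
python3 - <<'E'
from h import *
shot("wrist","w3"); shot("wrist","w3");shot("wrist","w3");crop("w3",180,90,340,200); print(bot.state()["tcp_pos"])
E
```

```text
w3 cam moved mm [-0.23 -0.79 -6.17]
w3 cam moved mm [-0.35 -0.75 -5.39]
w3 cam moved mm [-0.2  -0.51 -3.83]
[0.63553266 0.20014162 0.13230514]
```

View pics/w3_c.png

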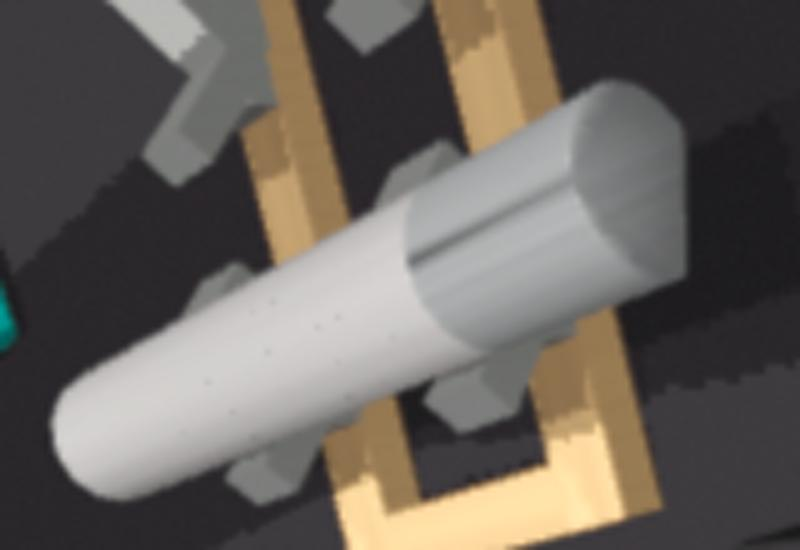

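>>> move_arm(steps=[[[0, 0, 0, 0, 0, 0, 1], [0, 0, 0, 0, 0, 0, 1], [0, 0, 0, 0, 0, 0, 1], [0, 0, 0, 0, 0, 0, 1]]])

```text
time_s: 3.8
tcp_pos: [0.6351, 0.2001, 0.1322]
eef_rot: [[0.708, -0.706, -0.0], [0.0, 0.0, 1.0], [-0.706, -0.708, 0.0]]
ft_force: [1.0, 0.6, 0.0]
gripper_width: 0.0853
```

```bash
python3 - <<'E'
from h import *
shot("wrist","w3"); shot("wrist","w3");crop("w3",180,90,340,200); print(bot.state()["tcp_pos"])
E
```

```text
w3 cam moved mm [-0.    0.04  0.44]
w3 cam moved mm [-0.01  0.03  0.33]
[0.63498536 0.19998512 0.13147844]
```

View pics/w3_c.png

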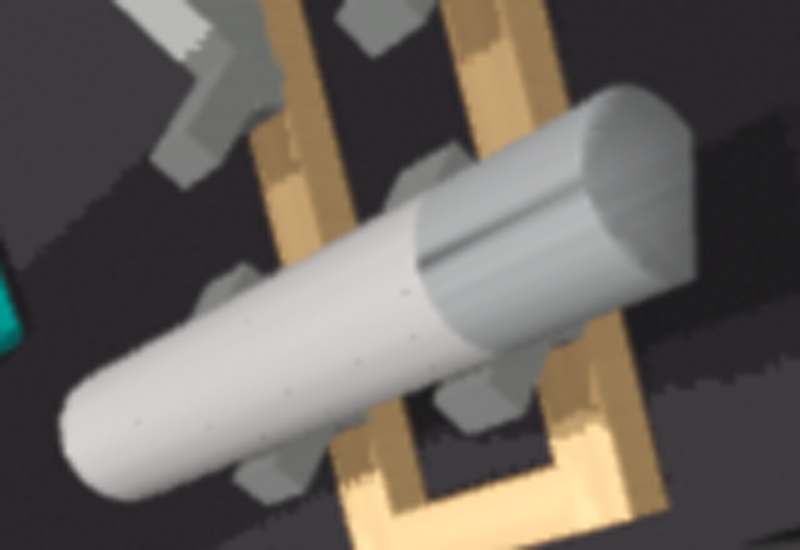

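```bash
cat >> h.py <<'E'
from scipy.optimize import least_squares
def fitbar(tag,up,lo,chord,x0,z=0.045,off=(0,0),f=5.,extra=None,tail=None,fixz=True):
    """up/lo silhouette points, chord corners (2), tail=leftmost pts on tail disc silhouette corner; crop coords"""
    o=np.array(off)
    P=np.array(list(up)+list(lo))/f+o; C=np.array(chord)/f+o
    c,v=rays(tag,P)
    def res(p):
        x,y,yaw,roll=p; a=np.array([np.cos(yaw),np.sin(yaw),0]); b=np.array([x,y,z])
        n=np.cross(v,a); n/=np.linalg.norm(n,axis=1)[:,None]
        d=np.abs(n@(b-c))-0.016
        l=np.array([-a[1],a[0],0]); k=np.array([0,0,1.])
        nz=k*np.cos(roll)+l*np.sin(roll); t=np.cross(nz,a)
        w=np.sqrt(.016**2-.01**2)
        pts=np.array([b+.09*a+.01*nz+s*w*t for s in(-1,1)])
        q=pj(tag,pts); r=C-q; r2=C[::-1]-q
        r=r if abs(r).sum()<abs(r2).sum() else r2
        out=np.r_[d*1500,r.ravel()]
        if tail is not None:
            # extreme tail pt: project disc, farthest along -axis image direction
            th=np.linspace(0,2*np.pi,90); disc=b-.085*a+.016*(np.cos(th)[:,None]*l+np.sin(th)[:,None]*k)
            qd=pj(tag,disc); T=np.array(tail)/f+o
            out=np.r_[out,(qd[:,0].min()-T[0])]
        return out
    best=None
    for r0 in np.arange(-3,3.2,.5):
        s=least_squares(res,[*x0,r0])
        if best is None or s.cost<best.cost: best=s
    return best
def overlay(tag,p,z,name,box=None,f=5):
    im=cv2.imread(f"pics/{tag}.png"); im=cv2.resize(im,None,fx=f,fy=f,interpolation=cv2.INTER_CUBIC)
    x,y,yaw,roll=p; a=np.array([np.cos(yaw),np.sin(yaw),0]); b=np.array([x,y,z]);l=np.array([-a[1],a[0],0]); k=np.array([0,0,1.])
    th=np.linspace(0,2*np.pi,60)
    for s in(-.085,.05,.09):
        q=pj(tag,b+s*a+.016*(np.cos(th)[:,None]*l+np.sin(th)[:,None]*k)); cv2.polylines(im,[((q+.5)*f).astype(int)],True,(0,0,255),1)
    nz=k*np.cos(roll)+l*np.sin(roll); t=np.cross(nz,a);w=np.sqrt(.016**2-.01**2)
    q=pj(tag,np.array([b+s*a+.01*nz+e*w*t for s,e in((.05,-1),(.09,-1),(.09,1),(.05,1))])); cv2.polylines(im,[((q+.5)*f).astype(int)],True,(0,255,0),1)
    x0,y0,x1,y1=box; cv2.imwrite(f"pics/{name}.png",im[y0*f:y1*f,x0*f:x1*f])
E
python3 - <<'E'
from h import *
s=fitbar("w3",[(150,345),(300,262),(450,180),(580,110)],[(200,483),(400,397),(640,303)],[(693,140),(695,278)],[.508,.241,.4],off=(180,90),tail=(60,430))
print(s.x,s.cost,s.fun.round(1)); overlay("w3",s.x,.045,"o3",(180,90,340,200))
E
```

```text
[ 0.50155765  0.23961181  0.35928779 -2.77057799] 1.3584863984400577 [ 0.7  0.4 -0.  -0.5  1.1 -0.6  0.1 -0.1  0.3  0.2 -0.4  0.2]
```

View pics/o3.png

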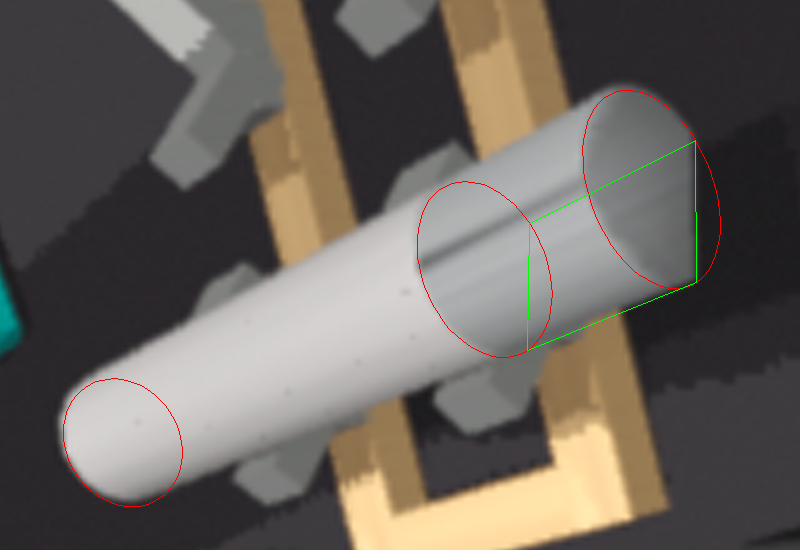

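>>> move_arm(steps=[[[-0.1, 0.25, 0.05, 0, 0, 0, 1], [-0.2, 0.5, 0.05, 0, 0, 0, 1], [-0.25, 0.65, 0, 0, 0, 0, 1], [-0.25, 0.65, 0, 0, 0, 0, 1], [-0.25, 0.65, 0, 0, 0, 0, 1]]])

```text
time_s: 4.53
tcp_pos: [0.5857, 0.3284, 0.1304]
eef_rot: [[0.707, -0.707, 0.001], [-0.002, -0.001, 1.0], [-0.707, -0.707, -0.002]]
ft_force: [0.3, 0.4, 0.0]
gripper_width: 0.0854
```

>>> move_arm(steps=[[[0, 0, 0, 0, 0, 0, 1], [0, 0, 0, 0, 0, 0, 1], [0, 0, 0, 0, 0, 0, 1], [0, 0, 0, 0, 0, 0, 1]]])

```text
time_s: 5.03
tcp_pos: [0.5851, 0.3298, 0.1314]
eef_rot: [[0.707, -0.707, 0.0], [-0.0, 0.0, 1.0], [-0.707, -0.707, 0.0]]
ft_force: [-0.8, 0.3, 0.4]
gripper_width: 0.0855
```

```bash
python3 - <<'E'
from h import *
shot("wrist","w4");print(bot.state()["tcp_pos"])
for nm in ["bar_a","tile","reagent","filter_box"]:
        print(nm,[(np.round(d["position"],3).tolist(),round(d["score"],2),proj("wrist",d["position"]).astype(int).tolist()) for d in bot.boxes_of("wrist",nm)][:6])
E
```

```text
w4 cam moved mm [ 0.07 -0.11  0.01]
[0.58506482 0.32991847 0.13137066]
bar_a [([0.482, 0.391, 0.058], 0.76, [253, 138]), ([0.542, 0.259, 0.053], 0.75, [304, 292]), ([0.251, 0.293, 0.024], 0.64, [177, 195])]
tile [([0.655, 0.206, 0.03], 0.91, [440, 402])]
reagent [([0.609, 0.45, 0.073], 0.87, [391, 30])]
filter_box [([0.654, 0.382, 0.032], 0.65, [487, 165]), ([0.35, 0.467, 0.086], 0.53, [150, 61])]
```

View pics/w4.png

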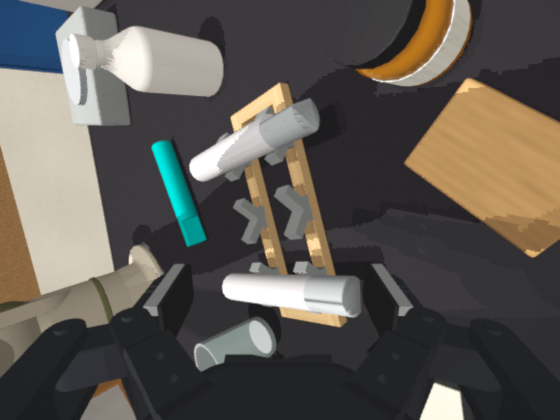

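```bash
python3 - <<'E'
from h import *
crop("w4",180,85,340,195)
E
```

```text
(no output)
```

View pics/w4_c.png

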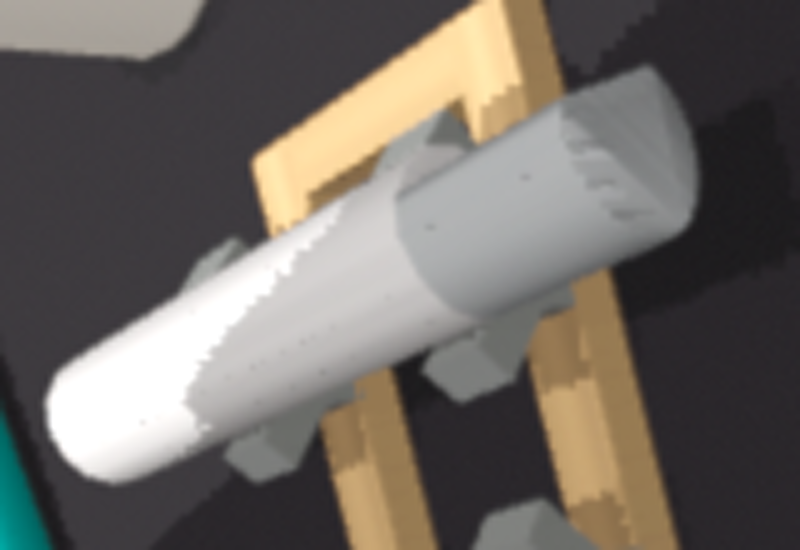

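```bash
python3 - <<'E'
from h import *
s=fitbar("w4",[(120,342),(200,292),(280,243),(340,207)],[(200,455),(320,402),(450,345),(600,275)],[(560,106),(652,67)],[.45,.375,.36],off=(180,85),tail=(45,410))
print(s.x,s.cost,s.fun.round(1)); overlay("w4",s.x,.045,"o4",(180,85,340,195))
E
```

```text
[0.44801145 0.37895311 0.36185462 1.2848329 ] 1.6283829351009027 [-0.6 -0.4 -0.5 -0.7 -1.  -0.4  0.1 -0.3 -0.2  0.   0.3 -0.4  0.8]
```

View pics/o4.png

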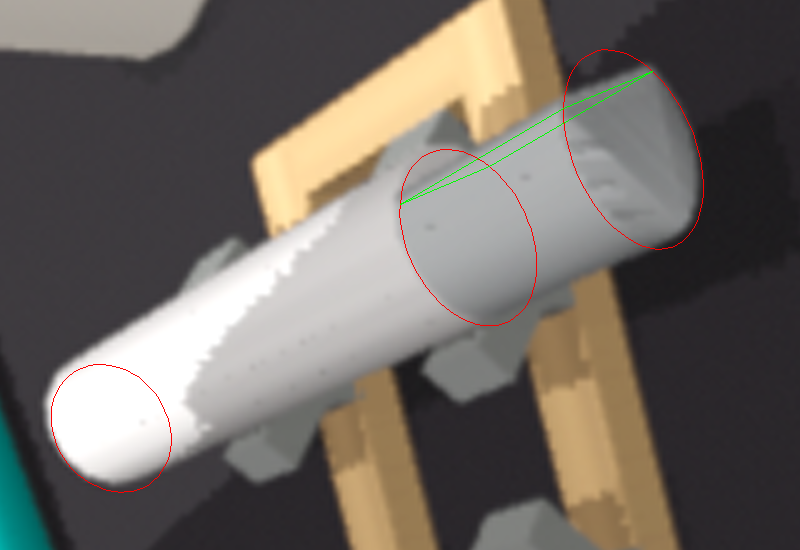

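>>> move_arm(steps=[[[0, -0.1, 0.3, 0, -0.1, 0, 1], [-0.05, -0.3, 0.6, 0, -0.2, 0, 1], [-0.15, -0.5, 0.9, 0, -0.3, 0, 1], [-0.3, -0.75, 1, 0, -0.4, 0, 1], [-0.4, -1, 1, 0, -0.5, 0, 1]]])

```text
time_s: 5.9
tcp_pos: [0.5086, 0.1375, 0.3329]
eef_rot: [[1.0, 0.01, -0.001], [0.001, 0.002, 1.0], [0.01, -1.0, 0.002]]
ft_force: [1.1, -0.2, -0.2]
gripper_width: 0.0855
```

>>> move_arm(steps=[[[0, -0.3, 0, 0, 0, 0, 1], [0, -0.6, 0, 0, 0, 0, 1], [0, -0.9, 0, 0, 0, 0, 1], [0, -1, 0, 0, 0, 0, 1], [0, -1, 0, 0, 0, 0, 1]]])

```text
time_s: 6.52
tcp_pos: [0.5082, -0.0636, 0.3304]
eef_rot: [[1.0, 0.0, 0.003], [-0.003, -0.0, 1.0], [0.0, -1.0, -0.0]]
ft_force: [-0.8, 0.4, -1.0]
gripper_width: 0.0854
```

>>> move_arm(steps=[[[0, 0, 0, 0, 0, 0, 1], [0, 0, 0, 0, 0, 0, 1], [0, 0, 0, 0, 0, 0, 1], [0, 0, 0, 0, 0, 0, 1]]])

```text
time_s: 7.02
tcp_pos: [0.5086, -0.0615, 0.3301]
eef_rot: [[1.0, -0.0, -0.001], [0.001, -0.0, 1.0], [-0.0, -1.0, -0.0]]
ft_force: [0.5, 0.1, 0.5]
gripper_width: 0.0854
```

```bash
python3 - <<'E'
from h import *
shot("wrist","w5");print(bot.state()["tcp_pos"])
for nm in ["tile_seat","slot_1","beaker","latch_tab","tile"]:
        print(nm,[(np.round(d["position"],3).tolist(),round(d["score"],2),proj("wrist",d["position"]).astype(int).tolist()) for d in bot.boxes_of("wrist",nm)][:6])
E
```

```text
w5 cam moved mm [-0.    0.15 -0.  ]
[ 0.50854413 -0.06166429  0.33012148]
tile_seat [([0.502, -0.114, 0.032], 0.84, [272, 207])]
slot_1 [([0.504, -0.114, 0.031], 0.76, [273, 206])]
beaker [([0.419, 0.126, 0.056], 0.68, [204, 27]), ([0.501, -0.118, 0.028], 0.25, [271, 208])]
latch_tab [([0.519, 0.068, 0.065], 0.96, [284, 77])]
tile [([0.616, 0.163, 0.02], 0.64, [357, 4])]
```

View pics/w5.png

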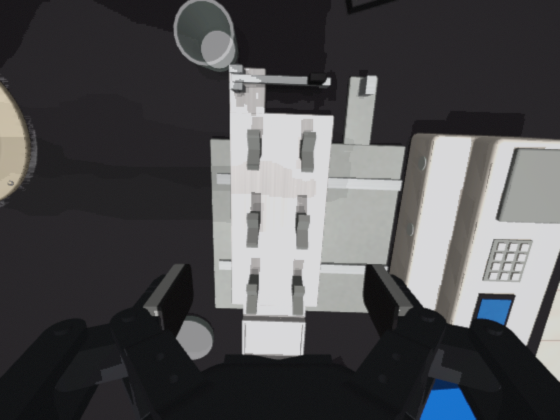

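```bash
python3 - <<'E'
from h import *
crop("w5",215,55,385,175,4.7); import shutil; shutil.copy("pics/w5_c.png","pics/w5_c1.png")
crop("w5",215,180,385,360,3.3)
E
```

```text
(no output)
```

View pics/w5_c1.png

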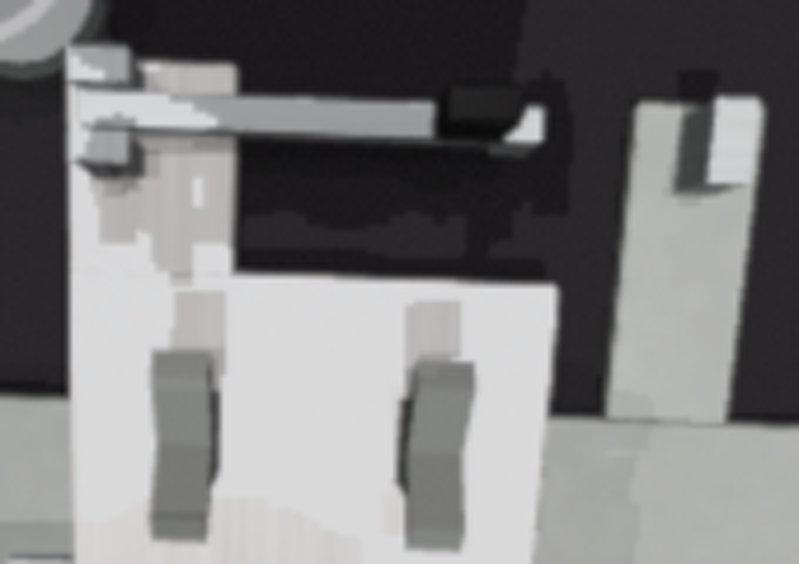

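View pics/w5_c.png

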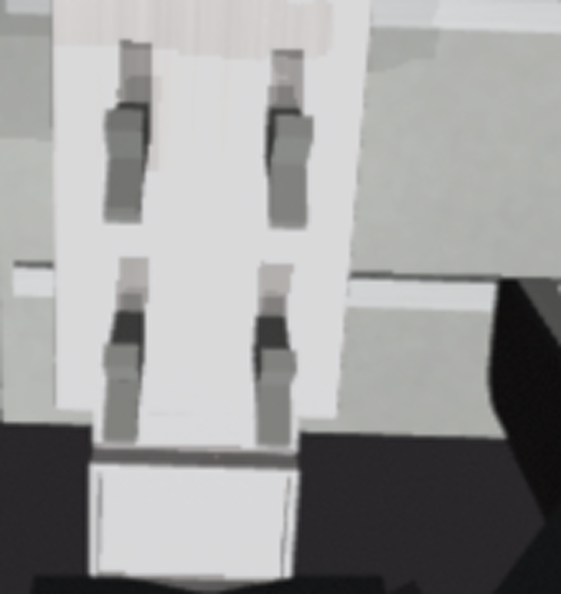

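```bash
python3 - <<'E'
from h import *
o=np.array([215,55]);o2=np.array([215,180])
obs=[((182,441),4.7,o,(-.036,0,-.0226)),((437,455),4.7,o,(.036,0,-.0226)),
((121,222),3.3,o2,(-.036,-.112-.025,-.001)),((287,228),3.3,o2,(.036,-.112-.025,-.001)),
((120,442),3.3,o2,(-.036,-.224-.025,-.001)),((273,445),3.3,o2,(.036,-.224-.025,-.001)),
((183,352),4.7,o,(-.036,.025,-.001)),((445,362),4.7,o,(.036,.025,-.001))]
px=np.array([np.array(a)/f+q for a,f,q,_ in obs]); m=np.array([w for *_,w in obs])
def pts(p,mm): 
    c,s=np.cos(p[2]),np.sin(p[2]); return np.c_[p[0]+c*mm[:,0]-s*mm[:,1],p[1]+s*mm[:,0]+c*mm[:,1],.095+mm[:,2]]
r=least_squares(lambda p:(pj("w5",pts(p,m))-px).ravel(),[.5,0,0]); print(r.x,r.fun.round(1).reshape(-1,2))
for n,mm in [("tray near edge guess",(-.05,-.3,-.065))]: pass
slots=pts(r.x,np.array([[0,0,0],[0,-.112,0],[0,-.224,0]]));print(slots.round(4))
# tray corners on z=.03..0.04
d=np.load("w5.npz");c=-d["R"].T@d["t"]
def bp(u,v,z):
    c,dd=rays("w5",[(u,v)]);return c+dd[0]*(z-c[2])/dd[0,2]
for q in [(90,463),(297,468),(95,575),(290,578)]: print("tray",q,bp(*(np.array(q)/3.3+o2),.03).round(4),bp(*(np.array(q)/3.3+o2),.04).round(4))
for q in [(480,100),(105,107),(540,115),(735,140)]: print("latch",bp(*(np.array(q)/4.7+o),.07).round(4))
E
```

```text
[ 0.51442036 -0.02064057 -0.03732599] [[ 0.4 -0.9]
 [-0.4 -1.8]
 [-0.1  1. ]
 [ 0.5  0.9]
 [-0.7  1.9]
 [ 0.2  2.5]
 [-0.9 -1. ]
 [ 0.9 -0.8]]
[[ 0.5144 -0.0206  0.095 ]
 [ 0.5102 -0.1326  0.095 ]
 [ 0.5061 -0.2445  0.095 ]]
tray (90, 463) [ 0.4469 -0.3251  0.03  ] [ 0.4483 -0.3174  0.04  ]
tray (297, 468) [ 0.5593 -0.3282  0.03  ] [ 0.5582 -0.3205  0.04  ]
tray (95, 575) [ 0.4471 -0.3998  0.03  ] [ 0.4485 -0.3905  0.04  ]
tray (290, 578) [ 0.5574 -0.4018  0.03  ] [ 0.5563 -0.3924  0.04  ]
latch [0.5599 0.0692 0.07  ]
latch [0.4591 0.0674 0.07  ]
latch [0.5762 0.0655 0.07  ]
latch [0.6293 0.0593 0.07  ]
```

```bash
cat >> h.py <<'E'
from scipy.spatial.transform import Rotation as Ro
def Rt(yaw,lean):
    a=np.array([np.cos(yaw),np.sin(yaw),0]);l=np.array([-a[1],a[0],0]);k=np.array([0,0,1.])
    return Ro.from_rotvec(a*lean).as_matrix()@np.c_[-l,-k,a]
def go(axis_pt,yaw,lean,depth=.019,back=0.):
    """axis_pt grasp target; tcp = depth beyond it along tool y minus back"""
    R=Rt(yaw,lean); tcp=np.array(axis_pt)+R[:,1]*(depth-back)
    s=bot.state(); d=(tcp-np.array(s["tcp_pos"]))/.2
    rv=Ro.from_matrix(R@np.array(s["eef_rot"]).T).as_rotvec()/(np.pi/2)
    print("tcp",tcp.round(3),"shares",d.round(3).tolist(),rv.round(3).tolist(),"w",round(float(s["gripper_width"]),4),"F",np.round(s["ft_force"],1), "j",np.round(s["joint_pos"],2))
E
python3 - <<'E'
from h import *
r=np.radians
go((.5016,.2396,.045),.36,r(30),back=.12)
E
```

```text
tcp [0.519 0.192 0.132] shares [0.054, 1.272, -0.988] [0.202, 0.291, -0.752] w 0.0852 F [0.2 0.2 0.5] j [-0.07  0.23  0.1   1.96 -0.03  0.95  0.04]
```

>>> move_arm(steps=[[[0.02, 0.25, 0, 0.04, 0.06, -0.15, 1], [0.03, 0.5, 0, 0.08, 0.12, -0.3, 1], [0.04, 0.75, 0, 0.12, 0.18, -0.45, 1], [0.05, 1, 0, 0.16, 0.24, -0.6, 0.6], [0.05, 1, 0, 0.2, 0.29, -0.75, 0.6]]])

```text
time_s: 7.95
tcp_pos: [0.5183, 0.1425, 0.33]
eef_rot: [[0.615, -0.201, 0.762], [-0.691, 0.328, 0.644], [-0.379, -0.923, 0.063]]
ft_force: [0.1, -1.1, -1.0]
gripper_width: 0.0519
```

```bash
python3 - <<'E'
from h import *
r=np.radians
go((.5016,.2396,.045),.36,r(30),back=.12)
E
```

```text
tcp [0.519 0.192 0.132] shares [0.005, 0.249, -0.988] [0.053, 0.078, -0.214] w 0.0519 F [ 0.1 -1.1 -1. ] j [-0.25  0.35  0.12  1.85 -0.44  1.15 -0.76]
```

>>> move_arm(steps=[[[0, 0.15, -0.1, 0.03, 0.05, -0.12, 0.6], [0, 0.25, -0.3, 0.05, 0.08, -0.21, 0.6], [0, 0.25, -0.6, 0.05, 0.08, -0.21, 0.6], [0, 0.25, -0.8, 0.05, 0.08, -0.21, 0.6], [0, 0.25, -0.8, 0.05, 0.08, -0.21, 0.6]]])

```text
time_s: 8.57
tcp_pos: [0.5172, 0.1877, 0.1679]
eef_rot: [[0.306, -0.186, 0.934], [-0.813, 0.459, 0.358], [-0.495, -0.869, -0.01]]
ft_force: [0.2, 0.4, 1.6]
gripper_width: 0.0512
```

>>> move_arm(steps=[[[0, 0, 0, 0, 0, 0, 0.6], [0, 0, 0, 0, 0, 0, 0.6], [0, 0, 0, 0, 0, 0, 0.6], [0, 0, 0, 0, 0, 0, 0.6]]])

```text
time_s: 9.07
tcp_pos: [0.5188, 0.1881, 0.1709]
eef_rot: [[0.31, -0.18, 0.934], [-0.812, 0.46, 0.358], [-0.494, -0.87, -0.004]]
ft_force: [0.4, 0.6, 0.0]
gripper_width: 0.0514
```

```bash
python3 - <<'E'
from h import *
r=np.radians
go((.5016,.2396,.045),.36,r(30),back=.10)
shot("wrist","w6")
E
```

```text
tcp [0.516 0.202 0.115] shares [-0.015, 0.068, -0.279] [0.005, -0.001, -0.004] w 0.0514 F [0.4 0.6 0. ] j [-0.21  0.56  0.07  2.03 -0.76  0.84 -0.75]
w6 cam moved mm [0.04 0.01 0.24]
```

View pics/w6.png

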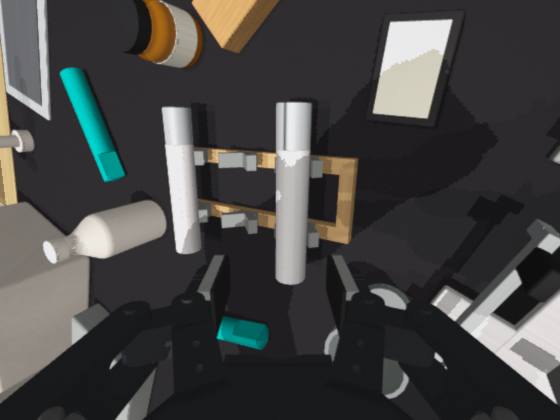

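>>> move_arm(steps=[[[-0.01, 0.05, -0.2, 0, 0, 0, 0.6], [-0.02, 0.07, -0.28, 0, 0, 0, 0.6], [-0.03, 0.15, -0.42, 0, 0, 0, 0.6], [-0.03, 0.15, -0.42, 0, 0, 0, 0.6], [-0.03, 0.15, -0.42, 0, 0, 0, 0.6]]])

```text
time_s: 9.75
tcp_pos: [0.5129, 0.2174, 0.0868]
eef_rot: [[0.309, -0.181, 0.934], [-0.813, 0.46, 0.358], [-0.494, -0.87, -0.005]]
ft_force: [-0.2, -0.2, 0.1]
gripper_width: 0.0516
```

```bash
python3 - <<'E'
from h import *
r=np.radians
go((.5016,.2396,.045),.36,r(30),depth=.017)
E
```

```text
tcp [0.499 0.248 0.03 ] shares [-0.071, 0.151, -0.283] [0.005, -0.001, -0.004] w 0.0516 F [-0.2 -0.2  0.1] j [-0.21  0.69 -0.01  2.08 -0.89  0.67 -0.63]
```

>>> move_arm(steps=[[[-0.02, 0.04, -0.07, 0, 0, 0, 0.6], [-0.04, 0.08, -0.14, 0, 0, 0, 0.6], [-0.06, 0.12, -0.21, 0, 0, 0, 0.6], [-0.07, 0.15, -0.28, 0, 0, 0, 0.6], [-0.07, 0.15, -0.28, 0, 0, 0, 0.6]]])

```text
time_s: 10.38
tcp_pos: [0.4976, 0.2484, 0.029]
eef_rot: [[0.309, -0.183, 0.933], [-0.812, 0.46, 0.359], [-0.495, -0.869, -0.007]]
ft_force: [-0.3, -0.9, 0.6]
gripper_width: 0.0508
```

```bash
python3 - <<'E'
from h import *
r=np.radians
go((.5016,.2396,.045),.36,r(30),depth=.017)
shot("wrist","w7")
E
```

```text
tcp [0.499 0.248 0.03 ] shares [0.005, -0.004, 0.007] [0.005, -0.003, -0.004] w 0.0508 F [-0.3 -0.9  0.6] j [-0.19  0.78 -0.12  2.11 -0.98  0.52 -0.56]
w7 cam moved mm [-0.4   0.4  -0.67]
```

View pics/w7.png

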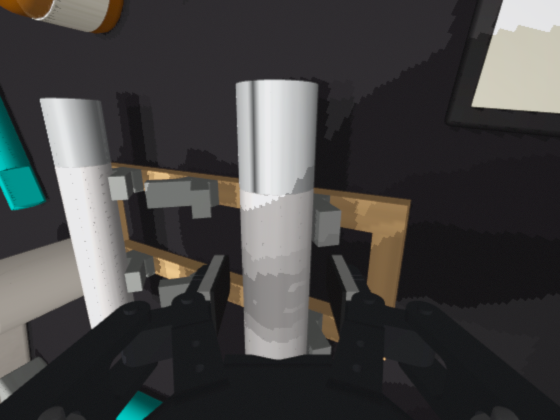

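>>> move_arm(steps=[[[0, 0, 0, 0, 0, 0, 0], [0, 0, 0, 0, 0, 0, 0], [0, 0, 0, 0, 0, 0, 0], [0, 0, 0, 0, 0, 0, 0], [0, 0, 0, 0, 0, 0, 0]]], squeeze=50)

```text
time_s: 11.05
tcp_pos: [0.4985, 0.2485, 0.0312]
eef_rot: [[0.31, -0.181, 0.934], [-0.812, 0.461, 0.358], [-0.495, -0.869, -0.004]]
ft_force: [-1.8, 1.5, 5.5]
gripper_width: 0.0303
```

>>> move_arm(steps=[[[0, 0, 0.05, 0, 0, 0, 0], [0, 0, 0.2, 0, 0, 0, 0], [0, 0, 0.4, 0, 0, 0, 0], [0, 0, 0.7, 0, 0, 0, 0], [0, 0, 0.9, 0, 0, 0, 0]]])

```text
time_s: 11.68
tcp_pos: [0.4987, 0.2474, 0.2128]
eef_rot: [[0.31, -0.179, 0.934], [-0.813, 0.459, 0.358], [-0.493, -0.87, -0.003]]
ft_force: [1.3, 0.2, -3.3]
gripper_width: 0.0307
```

```bash
python3 - <<'E'
from h import *
r=np.radians
shot("wrist","w8")
go((.506,-.2445,.20),-.037,r(-42),depth=.017)
E
```

```text
w8 cam moved mm [-0.84 -0.27 -4.68]
tcp [ 0.506 -0.256  0.187] shares [0.027, -2.519, -0.149] [-0.789, -0.13, -0.223] w 0.0305 F [ 1.2  1.2 -1. ] j [-0.32  0.48  0.06  2.02 -0.75  0.85 -0.89]
```

View pics/w8.png

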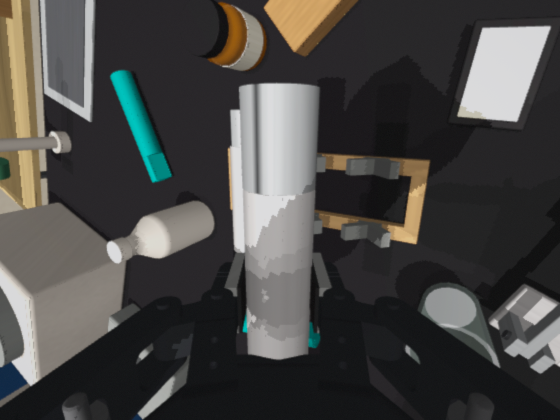

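>>> move_arm(steps=[[[0, -0.2, 0.1, -0.06, -0.01, -0.02, 0], [0, -0.45, 0.1, -0.16, -0.03, -0.05, 0], [0.01, -0.7, 0.1, -0.26, -0.05, -0.08, 0], [0.01, -0.9, 0.1, -0.36, -0.06, -0.1, 0], [0.01, -1, 0.1, -0.46, -0.07, -0.12, 0]]])

```text
time_s: 12.35
tcp_pos: [0.5001, 0.0451, 0.2314]
eef_rot: [[0.145, -0.049, 0.988], [-0.966, -0.222, 0.13], [0.213, -0.974, -0.08]]
ft_force: [-0.6, 0.5, -5.7]
gripper_width: 0.0305
```

>>> move_arm(steps=[[[0, -0.2, 0, -0.08, -0.01, -0.03, 0], [0, -0.4, 0, -0.16, -0.02, -0.06, 0], [0.01, -0.6, 0, -0.24, -0.03, -0.08, 0], [0.01, -0.8, 0, -0.3, -0.04, -0.08, 0], [0.01, -1, 0, -0.3, -0.04, -0.08, 0]]])

```text
time_s: 12.98
tcp_pos: [0.5027, -0.151, 0.2291]
eef_rot: [[0.015, -0.048, 0.999], [-0.774, -0.633, -0.018], [0.633, -0.773, -0.047]]
ft_force: [0.3, 0.2, -3.7]
gripper_width: 0.0304
```

```bash
python3 - <<'E'
from h import *
r=np.radians
go((.506,-.2445,.20),-.037,r(-42),depth=.017)
E
```

```text
tcp [ 0.506 -0.256  0.187] shares [0.014, -0.524, -0.209] [-0.03, -0.029, -0.011] w 0.0304 F [ 0.3  0.2 -3.7] j [-0.79  0.62  0.88  2.17  0.38  0.63 -1.89]
```

>>> move_arm(steps=[[[0, -0.2, 0, -0.03, -0.03, -0.01, 0], [0.01, -0.4, -0.05, -0.03, -0.03, -0.01, 0], [0.01, -0.52, -0.15, -0.03, -0.03, -0.01, 0], [0.01, -0.52, -0.25, -0.03, -0.03, -0.01, 0], [0.01, -0.52, -0.25, -0.03, -0.03, -0.01, 0]]])

```text
time_s: 13.6
tcp_pos: [0.5038, -0.2559, 0.1793]
eef_rot: [[-0.031, -0.025, 0.999], [-0.744, -0.667, -0.04], [0.667, -0.745, 0.002]]
ft_force: [-0.0, 0.2, -4.5]
gripper_width: 0.0303
```

>>> move_arm(steps=[[[0, 0, 0, 0, 0, 0, 0], [0, 0, 0, 0, 0, 0, 0], [0, 0, 0, 0, 0, 0, 0]]])

```text
time_s: 13.98
tcp_pos: [0.5048, -0.2557, 0.1806]
eef_rot: [[-0.032, -0.022, 0.999], [-0.745, -0.666, -0.039], [0.667, -0.745, 0.005]]
ft_force: [0.3, 0.1, -4.8]
gripper_width: 0.0304
```

```bash
python3 - <<'E'
from h import *
r=np.radians
shot("wrist","w9"); cv2.imwrite("pics/sd9.png",bot.camera("side")); 
go((.506,-.2445,.12),-.037,r(-42),depth=.017)
E
```

```text
w9 cam moved mm [0.04 0.04 0.12]
tcp [ 0.506 -0.256  0.107] shares [0.004, -0.0, -0.365] [-0.002, 0.003, 0.001] w 0.0303 F [ 0.3  0.5 -4.2] j [-0.61  0.76  0.91  2.23  0.46  0.34 -1.92]
```

View pics/w9.png

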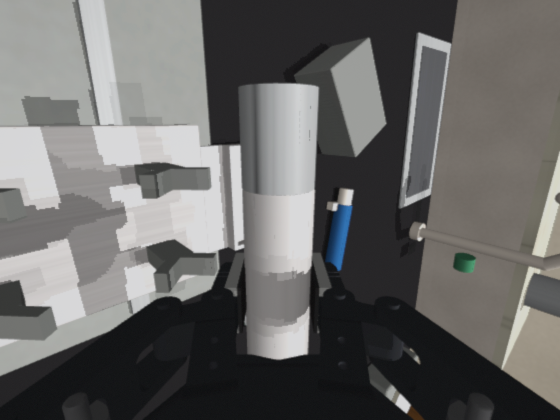

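View pics/sd9.png

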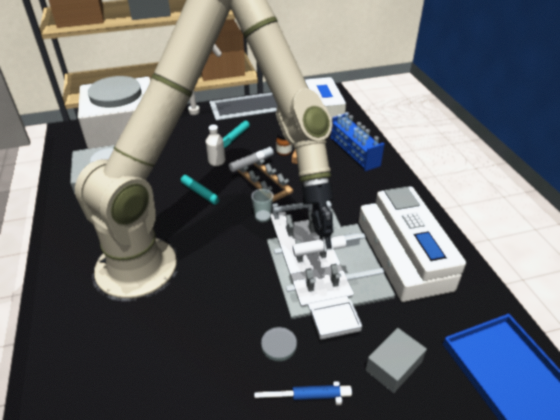

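```bash
python3 - <<'E'
from h import *
im=cv2.imread("pics/w9.png")
p=(.51442,-.02064,-.0373)
c,s=np.cos(p[2]),np.sin(p[2])
for j in range(3):
  for x in(-.044,-.028,.028,.044):
    L=[]
    for y,z in((.025,.094),(.0216,.094),(0,.0724),(-.0216,.094),(-.025,.094)):
      Y=y-.112*j; L.append((p[0]+c*x-s*Y,p[1]+s*x+c*Y,z))
    q=pj("w9",np.array(L)); cv2.polylines(im,[q.astype(int)],False,(0,0,255),1)
cv2.imwrite("pics/w9o.png",im)
s_=cv2.imread("pics/sd9.png"); 
for j in range(3):
  for x in(-.044,-.028,.028,.044):
    L=[]
    for y,z in((.025,.094),(.0216,.094),(0,.0724),(-.0216,.094),(-.025,.094)):
      Y=y-.112*j; L.append(proj("side",(p[0]+c*x-s*Y,p[1]+s*x+c*Y,z)))
    L=(np.array(L)-[230,180])*5
    if j==0 and x==-.044: big=cv2.resize(s_[180:300,230:390],None,fx=5,fy=5,interpolation=cv2.INTER_CUBIC)
    cv2.polylines(big,[L.astype(int)],False,(0,0,255),1)
cv2.imwrite("pics/sd9o.png",big)
E
```

```text
(no output)
```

View pics/w9o.png

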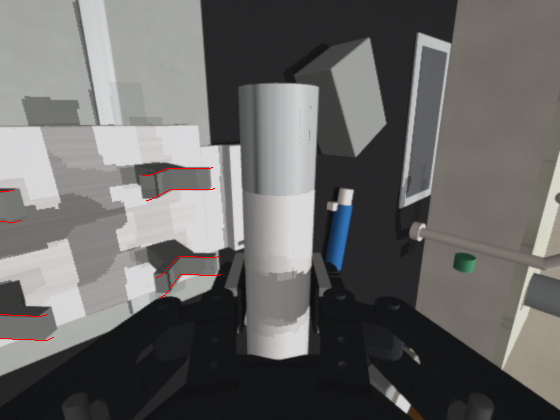

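View pics/sd9o.png

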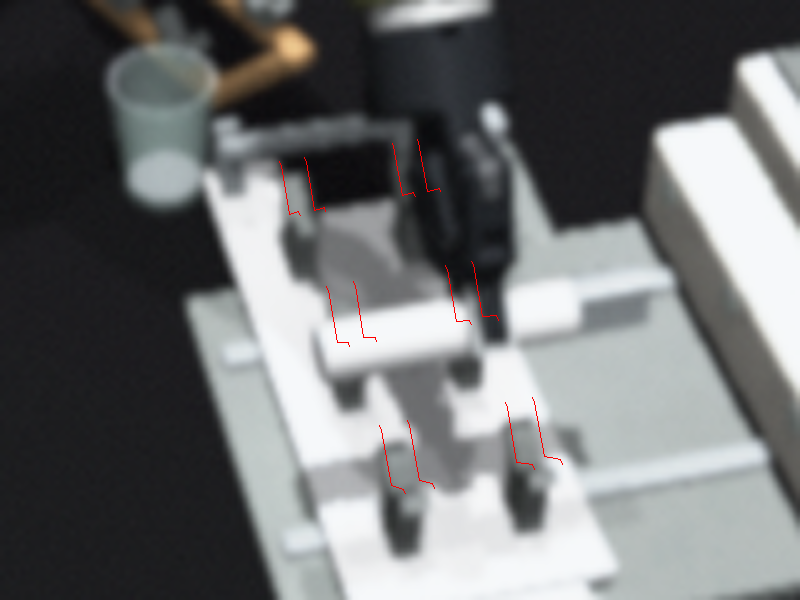

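```bash
python3 - <<'E'
from h import *
a=np.array([np.cos(-.037),np.sin(-.037),0]);c=np.array((.5052,-.2444,.1933))
for s in (-.085,0,.09): print(proj("side",c+s*a), (proj("side",c+s*a)-[230,180])*5)
for p in [(.642,.192,.03),(.5144,-.0206,.03)]: print(proj("side",p))
E
```

```text
[294.15138692 248.98265428] [320.7569346  344.91327139]
[325.99184851 243.32156075] [479.95924256 316.60780374]
[358.93320427 237.46473309] [644.66602134 287.32366547]
[317.63439878 183.11647765]
[301.36141308 230.44826506]
```

>>> move_arm(steps=[[[0, 0, -0.15, 0, 0, 0, 0], [0.01, 0, -0.3, 0, 0, 0, 0], [0.01, 0, -0.38, 0, 0, 0, 0], [0.01, 0, -0.42, 0, 0, 0, 0], [0.01, 0, -0.42, 0, 0, 0, 0]]])

```text
time_s: 14.7
tcp_pos: [0.5065, -0.2562, 0.0963]
eef_rot: [[-0.031, -0.024, 0.999], [-0.744, -0.667, -0.039], [0.667, -0.745, 0.003]]
ft_force: [0.8, -0.4, -4.6]
gripper_width: 0.0307
```

```bash
python3 - <<'E'
from h import *
r=np.radians
go((.506,-.2445,.097),-.037,r(-42),depth=.017)
E
```

```text
tcp [ 0.506 -0.256  0.084] shares [-0.005, 0.002, -0.06] [-0.001, 0.002, 0.001] w 0.0307 F [ 0.8 -0.4 -4.6] j [-0.56  0.93  0.87  2.26  0.43  0.17 -1.99]
```

```bash
python3 - <<'E'
from h import *
r=np.radians
go((.506,-.2445,.0965),-.037,r(-36),depth=.017)
E
```

```text
tcp [ 0.506 -0.254  0.083] shares [-0.004, 0.009, -0.068] [0.065, -0.0, 0.001] w 0.0307 F [ 0.8 -0.4 -4.6] j [-0.56  0.93  0.87  2.26  0.43  0.17 -1.99]
```

>>> move_arm(steps=[[[0, 0.01, 0, 0.06, 0, 0, 0], [0, 0.01, -0.03, 0.06, 0, 0, 0], [0, 0.01, -0.05, 0.06, 0, 0, 0], [0, 0.01, -0.07, 0.06, 0, 0, 0], [0, 0.01, -0.07, 0.06, 0, 0, 0]]])

```text
time_s: 15.32
tcp_pos: [0.5064, -0.2551, 0.0826]
eef_rot: [[-0.031, -0.024, 0.999], [-0.802, -0.597, -0.039], [0.597, -0.802, -0.001]]
ft_force: [1.3, -5.0, 3.7]
gripper_width: 0.0303
```

```bash
python3 - <<'E'
from h import *
r=np.radians
go((.506,-.2445,.095),-.037,r(-36),depth=.017)
shot("wrist","w10")
E
```

```text
tcp [ 0.506 -0.254  0.081] shares [-0.004, 0.003, -0.007] [0.007, -0.001, 0.002] w 0.0303 F [ 1.3 -5.   3.7] j [-0.48  0.88  0.77  2.25  0.43  0.17 -1.96]
w10 cam moved mm [ 0.01 -0.01 -0.02]
```

View pics/w10.png

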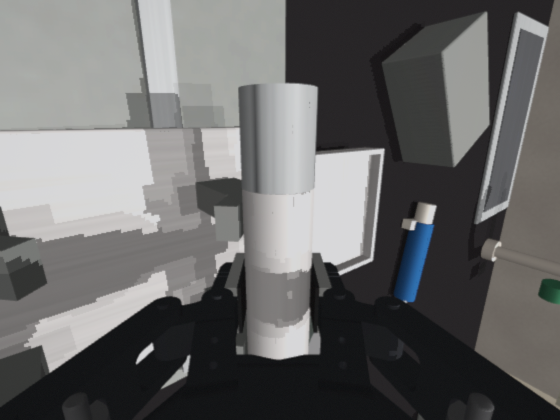

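>>> move_arm(steps=[[[0, 0, -0.005, 0, 0, 0, 0.3], [0, 0, -0.005, 0, 0, 0, 0.5], [0, 0, -0.005, 0, 0, 0, 0.65], [0, 0, -0.005, 0, 0, 0, 0.65], [0, 0, -0.005, 0, 0, 0, 0.65]]])

```text
time_s: 16.0
tcp_pos: [0.5065, -0.2539, 0.081]
eef_rot: [[-0.031, -0.023, 0.999], [-0.804, -0.594, -0.039], [0.594, -0.804, -0.0]]
ft_force: [0.8, -0.3, 1.3]
gripper_width: 0.0552
```

```bash
python3 - <<'E'
from h import *
r=np.radians
go((.506,-.2445,.095),-.037,r(-36),depth=.017)
go((.506,-.2445,.095),-.037,r(0),back=.10)
shot("wrist","w11")
E
```

```text
tcp [ 0.506 -0.254  0.081] shares [-0.004, -0.003, 0.001] [0.005, -0.0, 0.001] w 0.0552 F [ 0.8 -0.3  1.3] j [-0.48  0.88  0.77  2.25  0.43  0.17 -1.96]
tcp [ 0.506 -0.244  0.176] shares [-0.002, 0.047, 0.475] [0.405, -0.016, 0.001] w 0.0552 F [ 0.8 -0.3  1.3] j [-0.48  0.88  0.77  2.25  0.43  0.17 -1.96]
w11 cam moved mm [ 0.    0.07 -0.06]
```

View pics/w11.png

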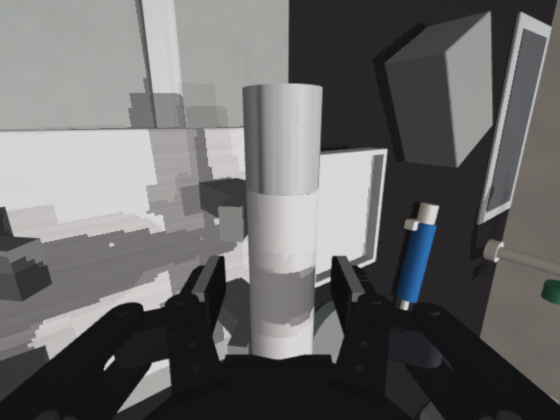

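>>> move_arm(steps=[[[0, 0.1, 0.14, 0, 0, 0, 0.65], [0, 0.2, 0.28, 0, 0, 0, 0.65], [0, 0.25, 0.45, 0.1, 0, 0, 0.65], [0, 0.2, 0.5, 0.2, 0, 0, 0.65], [0, 0.1, 0.5, 0.3, 0, 0, 0.65]]])

```text
time_s: 16.68
tcp_pos: [0.5066, -0.227, 0.1801]
eef_rot: [[-0.031, -0.028, 0.999], [-0.975, -0.217, -0.037], [0.218, -0.976, -0.02]]
ft_force: [-0.1, -0.1, -1.2]
gripper_width: 0.055
```

```bash
python3 - <<'E'
from h import *
r=np.radians
go((.506,-.2445,.095),-.037,r(47),back=.10)
E
```

```text
tcp [ 0.504 -0.304  0.15 ] shares [-0.014, -0.383, -0.149] [0.661, -0.036, -0.007] w 0.055 F [-0.1 -0.1 -1.2] j [-0.03  0.47  0.31  2.1   0.15  0.57 -1.49]
```

>>> move_arm(steps=[[[0, -0.1, 0, 0.12, 0, 0, 0.65], [0, -0.2, 0, 0.24, -0.01, 0, 0.65], [0, -0.3, 0, 0.36, -0.02, 0, 0.65], [-0.01, -0.38, -0.05, 0.48, -0.03, -0.01, 0.65], [-0.01, -0.38, -0.1, 0.6, -0.04, -0.01, 0.65]]])

```text
time_s: 17.3
tcp_pos: [0.5032, -0.3066, 0.1586]
eef_rot: [[-0.038, 0.025, 0.999], [-0.823, 0.566, -0.045], [-0.566, -0.824, -0.001]]
ft_force: [1.1, 0.6, -1.2]
gripper_width: 0.0557
```

>>> move_arm(steps=[[[0, 0, 0, 0.06, 0, 0, 0.65], [0, 0, 0, 0.06, 0, 0, 0.65], [0, 0, 0, 0.06, 0, 0, 0.65]]])

```text
time_s: 17.68
tcp_pos: [0.5039, -0.3028, 0.1584]
eef_rot: [[-0.035, 0.019, 0.999], [-0.77, 0.637, -0.039], [-0.637, -0.771, -0.007]]
ft_force: [-0.3, 1.0, 0.9]
gripper_width: 0.0555
```

```bash
python3 - <<'E'
from h import *
r=np.radians
go((.506,-.2445,.095),-.037,r(47),back=.07)
shot("wrist","w12")
E
```

```text
tcp [ 0.505 -0.282  0.13 ] shares [0.003, 0.105, -0.143] [0.082, -0.008, 0.001] w 0.0555 F [-0.3  1.   0.9] j [ 0.84  0.75 -0.2   1.72 -0.45  1.16 -0.66]
w12 cam moved mm [-0.29 -0.47 -0.52]
```

View pics/w12.png

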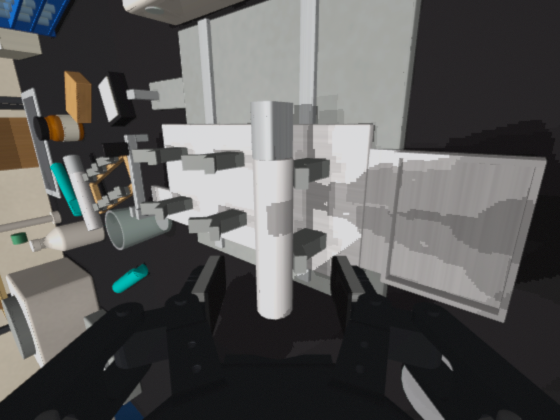

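>>> move_arm(steps=[[[0, 0.05, -0.07, 0.04, 0, 0, 0.65], [0, 0.1, -0.14, 0.08, 0, 0, 0.65], [0, 0.17, -0.22, 0.08, 0, 0, 0.65], [0, 0.24, -0.29, 0.08, 0, 0, 0.65], [0, 0.24, -0.29, 0.08, 0, 0, 0.65]]])

```text
time_s: 18.35
tcp_pos: [0.5039, -0.2532, 0.1006]
eef_rot: [[-0.034, 0.017, 0.999], [-0.683, 0.729, -0.035], [-0.729, -0.684, -0.013]]
ft_force: [-0.5, 0.2, -0.1]
gripper_width: 0.0553
```

```bash
python3 - <<'E'
from h import *
r=np.radians
go((.506,-.2445,.095),-.037,r(47),depth=.017)
shot("wrist","w13")
E
```

```text
tcp [ 0.506 -0.232  0.083] shares [0.013, 0.106, -0.086] [0.001, -0.008, -0.001] w 0.0553 F [-0.5  0.2 -0.1] j [ 0.85  0.86 -0.25  1.78 -0.51  1.1  -0.6 ]
w13 cam moved mm [-0.05  1.27 -0.53]
```

View pics/w13.png

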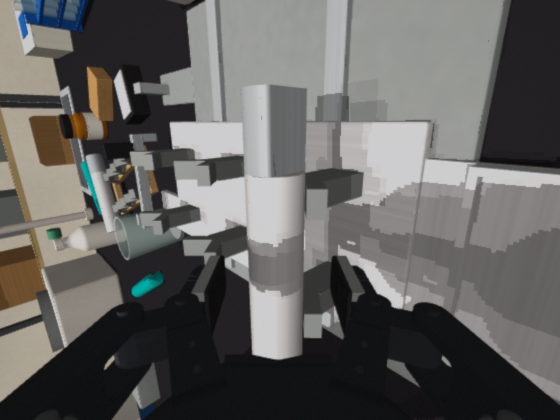

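>>> move_arm(steps=[[[0, 0.05, -0.04, 0, 0, 0, 0.65], [0.01, 0.1, -0.08, 0, 0, 0, 0.65], [0.01, 0.1, -0.08, 0, 0, 0, 0.65], [0.01, 0.1, -0.08, 0, 0, 0, 0.65]]])

```text
time_s: 18.9
tcp_pos: [0.5057, -0.2358, 0.084]
eef_rot: [[-0.036, 0.02, 0.999], [-0.683, 0.729, -0.039], [-0.729, -0.684, -0.013]]
ft_force: [-0.4, 0.1, 0.9]
gripper_width: 0.0555
```

```bash
python3 - <<'E'
from h import *
r=np.radians
go((.506,-.2445,.095),-.037,r(47),depth=.017)
E
```

```text
tcp [ 0.506 -0.232  0.083] shares [0.004, 0.018, -0.003] [0.001, -0.008, 0.001] w 0.0555 F [-0.4  0.1  0.9] j [ 0.84  0.87 -0.26  1.81 -0.53  1.05 -0.59]
```

>>> move_arm(steps=[[[0, 0, 0, 0, 0, 0, 0], [0, 0, 0, 0, 0, 0, 0], [0, 0, 0, 0, 0, 0, 0], [0, 0, 0, 0, 0, 0, 0], [0, 0, 0.02, 0, 0, 0, 0]]])

```text
time_s: 19.52
tcp_pos: [0.5055, -0.2361, 0.0877]
eef_rot: [[-0.036, 0.02, 0.999], [-0.684, 0.729, -0.039], [-0.729, -0.685, -0.013]]
ft_force: [0.1, 0.4, -3.9]
gripper_width: 0.0304
```

>>> move_arm(steps=[[[0, 0, 0.05, 0, 0, 0, 0], [0, 0, 0.12, 0, 0, 0, 0], [0, 0, 0.2, 0, 0, 0, 0], [0, 0, 0.25, 0, 0, 0, 0], [0, 0, 0.25, 0, 0, 0, 0]]])

```text
time_s: 20.15
tcp_pos: [0.506, -0.2358, 0.139]
eef_rot: [[-0.035, 0.021, 0.999], [-0.684, 0.728, -0.039], [-0.729, -0.685, -0.011]]
ft_force: [-0.7, 0.5, -3.8]
gripper_width: 0.0302
```

```bash
python3 - <<'E'
from h import *
r=np.radians
go((.506,-.2445,.145),-.037,r(-35),depth=.017)
shot("wrist","w14")
E
```

```text
tcp [ 0.506 -0.254  0.131] shares [-0.002, -0.092, -0.04] [-0.908, 0.029, 0.006] w 0.0302 F [-0.7  0.5 -3.8] j [ 0.84  0.8  -0.26  1.8  -0.53  1.12 -0.63]
w14 cam moved mm [ 0.19 -0.05  0.77]
```

View pics/w14.png

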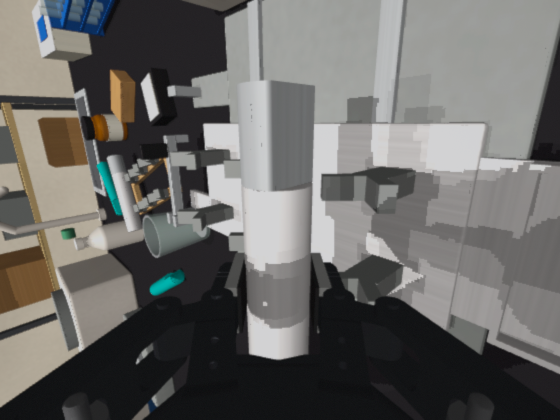

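>>> move_arm(steps=[[[0, 0, 0, -0.11, 0, 0, 0], [0, -0.01, 0, -0.22, 0, 0, 0], [0, -0.02, 0, -0.33, 0.01, 0, 0], [0, -0.03, 0, -0.44, 0.01, 0, 0], [0, -0.04, 0, -0.55, 0.02, 0, 0]]])

```text
time_s: 20.82
tcp_pos: [0.5049, -0.2434, 0.1381]
eef_rot: [[-0.048, -0.009, 0.999], [-0.998, -0.045, -0.049], [0.045, -0.999, -0.006]]
ft_force: [-1.4, -0.9, -5.2]
gripper_width: 0.0304
```

```bash
python3 - <<'E'
from h import *
r=np.radians
go((.506,-.2445,.145),-.037,r(-36),depth=.017)
E
```

```text
tcp [ 0.506 -0.254  0.131] shares [0.003, -0.056, -0.034] [-0.371, 0.012, 0.008] w 0.0304 F [-1.4 -0.9 -5.2] j [ 0.2   0.53  0.18  2.08 -0.09  0.53 -1.19]
```

>>> move_arm(steps=[[[0, 0, 0, -0.11, 0, 0, 0], [0, -0.02, 0, -0.22, 0, 0, 0], [0, -0.04, 0, -0.33, 0.01, 0, 0], [0, -0.05, 0, -0.37, 0.01, 0, 0], [0, -0.05, -0.03, -0.37, 0.01, 0, 0]]])

```text
time_s: 21.45
tcp_pos: [0.5065, -0.2495, 0.1297]
eef_rot: [[-0.033, -0.023, 0.999], [-0.811, -0.584, -0.041], [0.585, -0.811, 0.001]]
ft_force: [-0.3, -0.4, -5.0]
gripper_width: 0.0305
```

```bash
python3 - <<'E'
from h import *
r=np.radians
go((.506,-.2445,.0955),-.037,r(-36),depth=.017)
E
```

```text
tcp [ 0.506 -0.254  0.082] shares [-0.004, -0.025, -0.24] [-0.002, 0.001, 0.002] w 0.0305 F [-0.3 -0.4 -5. ] j [-0.52  0.79  0.84  2.23  0.25  0.26 -1.72]
```

>>> move_arm(steps=[[[0, -0.02, -0.08, 0, 0, 0, 0], [0, -0.02, -0.16, 0, 0, 0, 0], [0, -0.02, -0.22, 0, 0, 0, 0], [0, -0.02, -0.24, 0, 0, 0, 0], [0, -0.02, -0.24, 0, 0, 0, 0]]])

```text
time_s: 22.08
tcp_pos: [0.5066, -0.2591, 0.0862]
eef_rot: [[-0.047, -0.021, 0.999], [-0.811, -0.583, -0.05], [0.583, -0.812, 0.01]]
ft_force: [-0.7, 15.4, 35.0]
gripper_width: 0.0305
```

```bash
python3 - <<'E'
from h import *
r=np.radians
go((.506,-.2445,.095),-.037,r(-36),depth=.017)
E
```

```text
tcp [ 0.506 -0.254  0.081] shares [-0.005, 0.023, -0.025] [-0.003, 0.007, 0.008] w 0.0305 F [-0.7 15.4 35. ] j [-0.48  0.88  0.8   2.25  0.23  0.16 -1.75]
```

>>> move_arm(steps=[[[0, 0.02, 0.015, 0, 0, 0, 0], [0, 0.025, 0.01, 0, 0, 0, 0], [0, 0.025, 0.01, 0, 0, 0, 0], [0, 0.025, 0.01, 0, 0, 0, 0]]])

```text
time_s: 22.58
tcp_pos: [0.5052, -0.2528, 0.0854]
eef_rot: [[-0.042, -0.024, 0.999], [-0.811, -0.583, -0.049], [0.583, -0.812, 0.005]]
ft_force: [-0.0, -0.2, -3.6]
gripper_width: 0.0306
```

```bash
python3 - <<'E'
from h import *
r=np.radians
go((.506,-.2445,.095),-.037,r(-36),depth=.017)
E
```

```text
tcp [ 0.506 -0.254  0.081] shares [0.002, -0.008, -0.021] [-0.003, 0.003, 0.007] w 0.0306 F [-0.  -0.2 -3.6] j [-0.49  0.88  0.8   2.25  0.23  0.17 -1.76]
```

Nearly seated; release, then look.

>>> move_arm(steps=[[[0, 0, -0.01, 0, 0, 0, 0], [0, 0, -0.01, 0, 0, 0, 0.4], [0, 0, -0.01, 0, 0, 0, 0.65], [0, 0, -0.01, 0, 0, 0, 0.65], [0, 0, -0.01, 0, 0, 0, 0.65]]])

```text
time_s: 23.2
tcp_pos: [0.5055, -0.2525, 0.0838]
eef_rot: [[-0.042, -0.023, 0.999], [-0.811, -0.583, -0.048], [0.583, -0.812, 0.006]]
ft_force: [-0.6, -0.5, 0.1]
gripper_width: 0.0553
```

>>> move_arm(steps=[[[0, 0.1, 0.14, 0, 0, 0, 0.65], [0, 0.2, 0.28, 0, 0, 0, 0.65], [0, 0.25, 0.45, 0.1, 0, 0, 0.65], [0, 0.2, 0.5, 0.2, 0, 0, 0.65], [0, 0.1, 0.5, 0.3, 0, 0, 0.65]]])

```text
time_s: 23.82
tcp_pos: [0.5058, -0.2263, 0.1833]
eef_rot: [[-0.042, -0.026, 0.999], [-0.979, -0.197, -0.046], [0.198, -0.98, -0.018]]
ft_force: [0.3, -0.6, -1.4]
gripper_width: 0.0553
```

```bash
python3 - <<'E'
from h import *
r=np.radians
go((.506,-.2445,.095),-.037,r(15),back=.10)
shot("wrist","w15")
E
```

```text
tcp [ 0.505 -0.265  0.173] shares [-0.003, -0.196, -0.05] [0.293, -0.023, 0.003] w 0.0553 F [ 0.3 -0.6 -1.4] j [-0.09  0.48  0.41  2.1   0.02  0.57 -1.36]
w15 cam moved mm [ 2.61 10.99 -1.39]
```

View pics/w15.png

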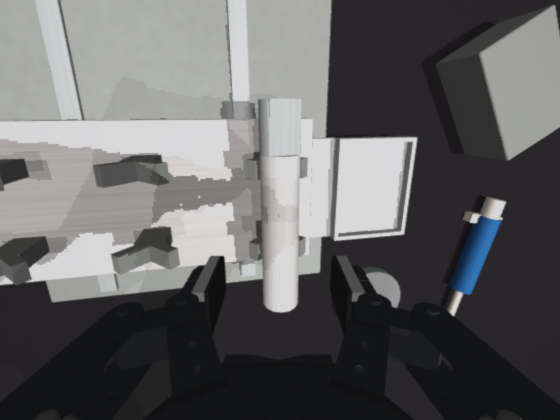

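>>> move_arm(steps=[[[0.1, 0, 0.05, 0.03, 0.09, 0, 0.65], [0.2, -0.03, 0.1, 0.06, 0.18, 0, 0.65], [0.32, -0.07, 0.1, 0.1, 0.27, 0, 0.65], [0.32, -0.07, 0.1, 0.13, 0.28, 0, 0.65], [0.32, -0.07, 0.1, 0.13, 0.28, 0, 0.65]]])

```text
time_s: 24.5
tcp_pos: [0.5683, -0.2419, 0.2]
eef_rot: [[0.002, -0.453, 0.892], [-1.0, -0.007, -0.002], [0.007, -0.892, -0.453]]
ft_force: [0.2, -0.1, 0.2]
gripper_width: 0.0552
```

>>> move_arm(steps=[[[0, 0, 0, 0, 0, 0, 0.65], [0, 0, 0, 0, 0, 0, 0.65], [0, 0, 0, 0, 0, 0, 0.65], [0, 0, 0, 0, 0, 0, 0.65], [0, 0, 0, 0, 0, 0, 0.65]]])

```text
time_s: 25.12
tcp_pos: [0.5688, -0.2407, 0.2013]
eef_rot: [[0.003, -0.451, 0.893], [-1.0, -0.006, 0.001], [0.005, -0.893, -0.451]]
ft_force: [0.1, 0.2, -1.1]
gripper_width: 0.0557
```

```bash
python3 - <<'E'
from h import *
shot("wrist","w16"); crop("w16",200,40,360,160,5)
E
```

```text
w16 cam moved mm [-0.    0.06  0.08]
```

View pics/w16.png

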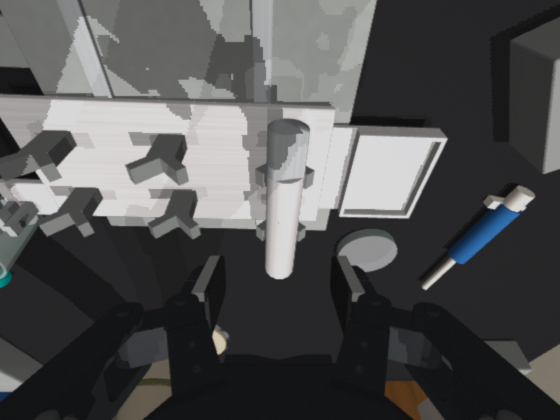

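```bash
python3 - <<'E'
from h import *
crop("w16",240,105,340,185,8)
E
```

```text
(no output)
```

View pics/w16_c.png

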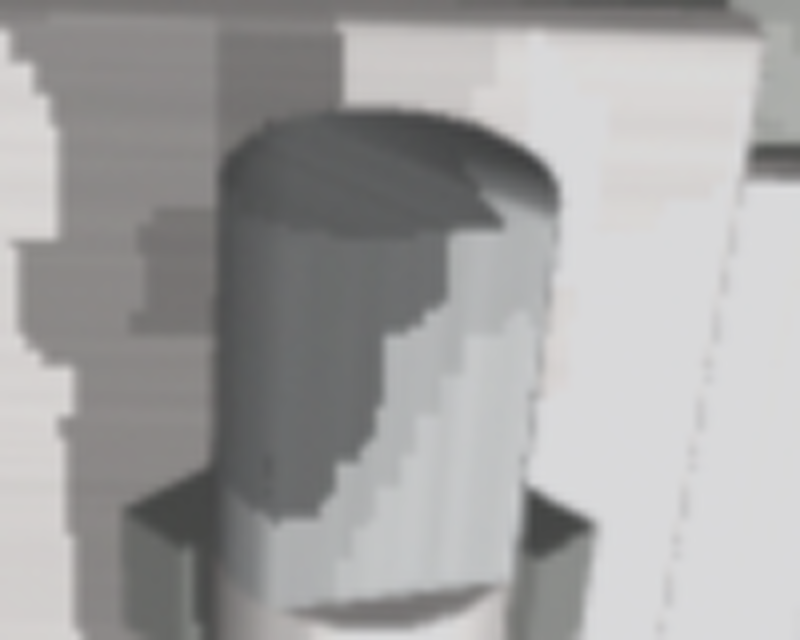

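```bash
cat >> h.py <<'E'
def fitbar2(tag,sil,chord,xs,x0,z=.095,f=8.,off=(0,0),tail=None):
    o=np.array(off);P=np.array(sil)/f+o;C=np.array(chord)/f+o;c,v=rays(tag,P)
    w=np.sqrt(.016**2-.01**2)
    def res(p):
        x,y,yaw,roll=p;a=np.array([np.cos(yaw),np.sin(yaw),0]);l=np.array([-a[1],a[0],0]);k=np.array([0,0,1.]);b=np.array([x,y,z])
        n=np.cross(v,a);n/=np.linalg.norm(n,axis=1)[:,None];d=np.abs(n@(b-c))-.016
        nz=k*np.cos(roll)+l*np.sin(roll);t=np.cross(nz,a)  # t = -? right
        q=pj(tag,np.array([b+xs*a+.01*nz+s*w*t for s in(-1,1)]))
        out=[d*1200,(C-q).ravel()]
        if tail is not None:
            th=np.linspace(0,2*np.pi,90);qd=pj(tag,b-.085*a+.016*(np.cos(th)[:,None]*l+np.sin(th)[:,None]*k));out.append([qd[:,1].max()-tail])
        return np.concatenate(out)
    best=None
    for r0 in np.arange(-1.5,1.6,.5):
        s=least_squares(res,[*x0,r0])
        if best is None or s.cost<best.cost:best=s
    print("fit",best.x.round(4),"roll deg",np.degrees(best.x[3]).round(1),"cost",round(best.cost,2),best.fun.round(1)); return best.x
E
python3 - <<'E'
from h import *
for ch in [[(283,612),(507,584)],[(507,584),(283,612)]]:
    p=fitbar2("w16",[(218,200),(215,400),(558,220),(538,400)],ch,.05,[.506,-.2445,-.037],off=(240,105),tail=279)
    overlay("w16",p,.095,"o16",(240,105,340,185),8)
E
```

```text
fit [ 0.4921 -0.2564  0.0794  3.0598] roll deg 175.3 cost 26.85 [-1.4  1.6  1.  -1.4  0.1  1.8  0.5  1.5  6.4]
fit [ 0.5052 -0.2465 -0.0332 -0.2771] roll deg -15.9 cost 0.5 [ 0.   0.1 -0.2  0.1 -0.4  0.4  0.6 -0.4  0.1]
```

View pics/o16.png

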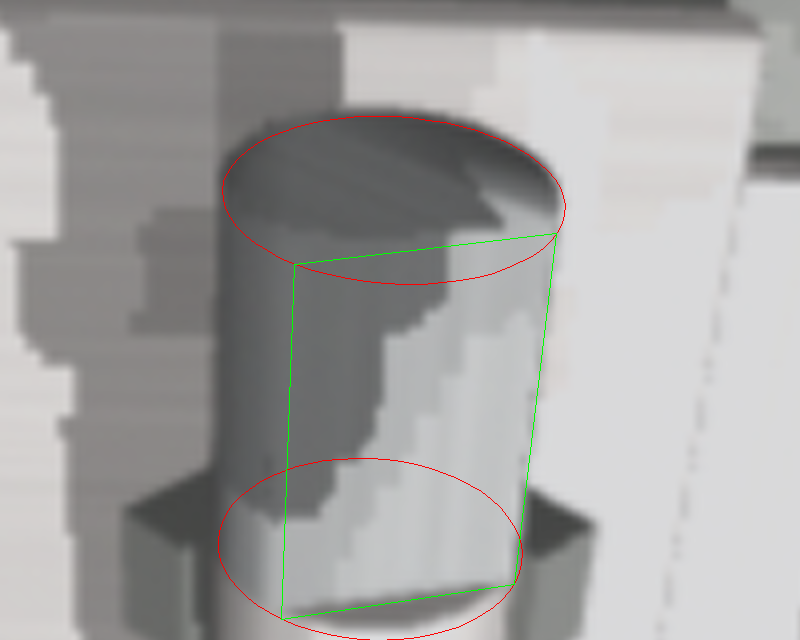

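```bash
python3 - <<'E'
from h import *
r=np.radians
go((.5055,-.2455,.095),-.037,r(7),back=.08)
E
```

```text
tcp [ 0.505 -0.253  0.156] shares [-0.318, -0.061, -0.229] [0.075, -0.299, -0.042] w 0.0557 F [-0.6 -0.2  0.4] j [ 0.05  0.72  0.33  1.59 -0.06  1.3  -1.18]
```

>>> move_arm(steps=[[[-0.1, -0.01, 0, 0.02, -0.1, -0.01, 0.65], [-0.2, -0.03, 0, 0.04, -0.2, -0.02, 0.65], [-0.32, -0.06, -0.1, 0.08, -0.3, -0.04, 0.65], [-0.32, -0.06, -0.23, 0.08, -0.3, -0.04, 0.65], [-0.32, -0.06, -0.23, 0.08, -0.3, -0.04, 0.65]]])

```text
time_s: 25.8
tcp_pos: [0.5036, -0.2531, 0.1545]
eef_rot: [[-0.033, 0.004, 0.999], [-0.991, 0.13, -0.033], [-0.13, -0.991, 0.0]]
ft_force: [0.2, -0.8, 0.5]
gripper_width: 0.0555
```

```bash
python3 - <<'E'
from h import *
r=np.radians
go((.5055,-.2455,.095),-.037,r(7),depth=.017)
E
```

```text
tcp [ 0.506 -0.243  0.078] shares [0.01, 0.048, -0.382] [-0.005, 0.0, -0.003] w 0.0555 F [ 0.2 -0.8  0.5] j [ 0.32  0.54  0.16  2.01 -0.32  0.68 -0.88]
```

>>> move_arm(steps=[[[0, 0.02, -0.12, 0, 0, 0, 0.65], [0.01, 0.03, -0.24, 0, 0, 0, 0.65], [0.01, 0.05, -0.34, 0, 0, 0, 0.65], [0.01, 0.05, -0.38, 0, 0, 0, 0.65], [0.01, 0.05, -0.38, 0, 0, 0, 0.65]]])

```text
time_s: 26.42
tcp_pos: [0.5075, -0.2426, 0.0793]
eef_rot: [[-0.03, 0.006, 1.0], [-0.991, 0.129, -0.03], [-0.129, -0.992, 0.002]]
ft_force: [0.2, 0.2, 0.3]
gripper_width: 0.0554
```

```bash
python3 - <<'E'
from h import *
r=np.radians
go((.5055,-.2455,.095),-.037,r(7),depth=.017)
shot("wrist","w17")
E
```

```text
tcp [ 0.506 -0.243  0.078] shares [-0.01, -0.004, -0.006] [-0.005, 0.001, -0.004] w 0.0554 F [0.2 0.2 0.3] j [ 0.34  0.64  0.11  2.06 -0.38  0.52 -0.84]
w17 cam moved mm [ 0.07  0.25 -0.47]
```

View pics/w17.png

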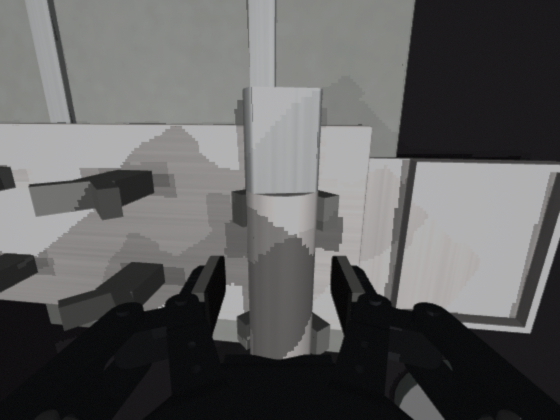

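>>> move_arm(steps=[[[0, 0, 0, 0, 0, 0, 0], [0, 0, 0, 0, 0, 0, 0], [0, 0, 0, 0, 0, 0, 0], [0, 0, 0, 0, 0, 0, 0], [0, 0, 0.05, 0, 0, 0, 0]]])

```text
time_s: 27.1
tcp_pos: [0.5062, -0.2424, 0.0891]
eef_rot: [[-0.031, 0.005, 1.0], [-0.991, 0.13, -0.031], [-0.13, -0.992, 0.001]]
ft_force: [-0.5, 1.1, -3.5]
gripper_width: 0.0305
```

>>> move_arm(steps=[[[0, 0, 0.06, 0, 0, 0, 0], [0, 0, 0.06, -0.08, 0, 0, 0], [0, 0, 0.06, -0.16, 0, 0, 0], [0, 0, 0.06, -0.165, 0, 0, 0], [0, 0, 0.06, -0.165, 0, 0, 0]]])

```text
time_s: 27.72
tcp_pos: [0.507, -0.2424, 0.1015]
eef_rot: [[-0.03, 0.006, 1.0], [-0.991, -0.128, -0.029], [0.128, -0.992, 0.01]]
ft_force: [-0.0, -0.7, -3.7]
gripper_width: 0.0306
```

```bash
python3 - <<'E'
from h import *
r=np.radians
go((.5055,-.2455,.095),-.037,r(-8),depth=.017)
shot("wrist","w18"); crop("w18",230,75,340,205,5)
E
```

```text
tcp [ 0.505 -0.248  0.078] shares [-0.008, -0.028, -0.117] [-0.007, 0.007, -0.005] w 0.0306 F [-0.  -0.7 -3.7] j [ 0.03  0.61  0.36  2.14 -0.23  0.38 -1.07]
w18 cam moved mm [ 0.25  1.1  -0.05]
```

View pics/w18_c.png

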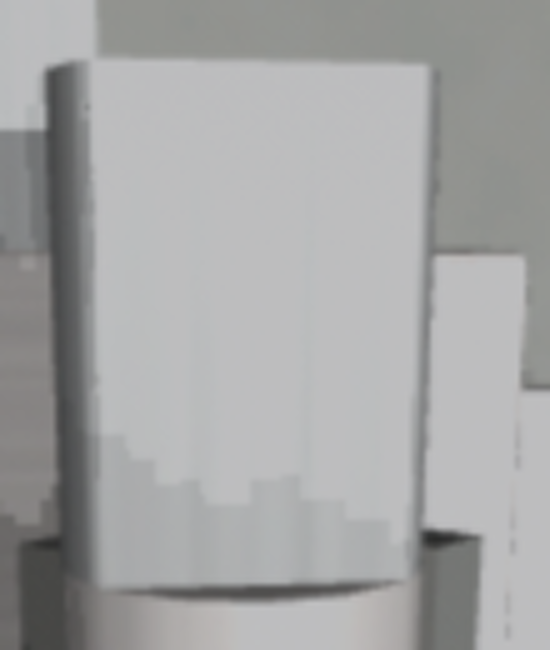

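>>> move_arm(steps=[[[0, -0.025, -0.03, 0, 0, 0, 0], [-0.005, -0.025, -0.06, 0, 0, 0, 0], [-0.005, -0.025, -0.09, 0, 0, 0, 0], [-0.005, -0.025, -0.105, 0, 0, 0, 0], [-0.005, -0.025, -0.105, 0, 0, 0, 0]]])

```text
time_s: 28.4
tcp_pos: [0.5058, -0.2479, 0.0803]
eef_rot: [[-0.031, 0.007, 0.999], [-0.991, -0.129, -0.03], [0.129, -0.992, 0.01]]
ft_force: [-0.8, 0.4, 1.3]
gripper_width: 0.03
```

```bash
python3 - <<'E'
from h import *
r=np.radians
go((.5055,-.2455,.095),-.037,r(-8),depth=.017)
E
```

```text
tcp [ 0.505 -0.248  0.078] shares [-0.002, 0.0, -0.011] [-0.006, 0.007, -0.004] w 0.03 F [-0.8  0.4  1.3] j [ 0.06  0.64  0.34  2.15 -0.24  0.34 -1.06]
```

>>> move_arm(steps=[[[0, 0, -0.002, 0, 0, 0, 0.2], [0, 0, -0.002, 0, 0, 0, 0.5], [0, 0, 0, 0, 0, 0, 0.65], [0, 0, 0, 0, 0, 0, 0.65], [0, 0, 0, 0, 0, 0, 0.65]]])

```text
time_s: 29.02
tcp_pos: [0.5059, -0.2478, 0.0802]
eef_rot: [[-0.031, 0.006, 1.0], [-0.991, -0.129, -0.03], [0.129, -0.992, 0.01]]
ft_force: [0.3, 0.2, -0.4]
gripper_width: 0.0555
```

>>> move_arm(steps=[[[0, 0.02, 0.2, 0, 0, 0, 0.65], [0, 0.04, 0.4, 0, 0, 0, 0.65], [0, 0.04, 0.6, 0.05, 0, 0, 0.65], [0, 0.02, 0.7, 0.09, 0, 0, 0.65], [0, 0, 0.7, 0.09, 0, 0, 0.65]]])

```text
time_s: 29.65
tcp_pos: [0.5062, -0.2496, 0.2217]
eef_rot: [[-0.033, 0.01, 0.999], [-0.999, 0.01, -0.033], [-0.011, -1.0, 0.009]]
ft_force: [-0.2, 0.2, -0.3]
gripper_width: 0.0557
```

>>> move_arm(steps=[[[0, 0, 0, 0, 0, 0, 0.65], [0, 0, 0, 0, 0, 0, 0.65], [0, 0, 0, 0, 0, 0, 0.65]]])

```text
time_s: 30.02
tcp_pos: [0.5056, -0.2469, 0.2193]
eef_rot: [[-0.03, 0.005, 1.0], [-0.999, 0.012, -0.03], [-0.012, -1.0, 0.004]]
ft_force: [1.0, 0.1, 0.4]
gripper_width: 0.0558
```

```bash
python3 - <<'E'
from h import *
r=np.radians
shot("wrist","w19");  crop("w19",230,75,340,205,5)
go((.448,.379,.045),.36,r(-15),back=.14)
E
```

```text
w19 cam moved mm [-0.03  0.15 -0.22]
tcp [0.437 0.408 0.162] shares [-0.344, 3.277, -0.288] [-0.173, -0.026, 0.246] w 0.0555 F [ 0.1  1.  -0. ] j [ 0.1   0.44  0.37  2.   -0.25  0.74 -0.98]
```

View pics/w19.png

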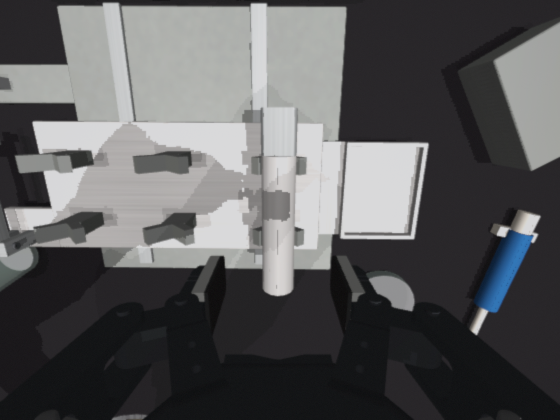

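View pics/w19_c.png

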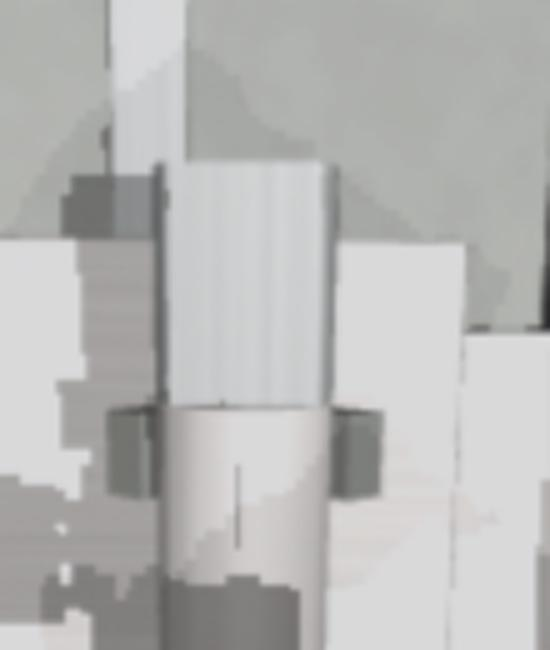

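>>> move_arm(steps=[[[0, 0.2, 0, 0, 0, 0, 0.65], [0, 0.45, 0, 0, 0, 0.03, 0.65], [0, 0.7, 0, 0, 0, 0.06, 0.65], [0, 0.9, 0, 0, 0, 0.09, 0.65], [0, 1, 0, 0, 0, 0.12, 0.65]]])

```text
time_s: 30.7
tcp_pos: [0.5057, -0.0454, 0.2199]
eef_rot: [[0.162, 0.003, 0.987], [-0.987, 0.013, 0.162], [-0.012, -1.0, 0.005]]
ft_force: [1.0, -0.3, -0.8]
gripper_width: 0.0554
```

>>> move_arm(steps=[[[0, 0.2, 0, 0, 0, 0.03, 0.65], [0, 0.45, 0, 0, 0, 0.06, 0.65], [-0.05, 0.7, 0, -0.05, 0, 0.09, 0.65], [-0.08, 0.9, 0, -0.1, 0, 0.12, 0.65], [-0.1, 1, 0, -0.13, 0, 0.12, 0.65]]])

```text
time_s: 31.32
tcp_pos: [0.4858, 0.1547, 0.22]
eef_rot: [[0.342, 0.022, 0.939], [-0.921, -0.19, 0.34], [0.186, -0.981, -0.045]]
ft_force: [0.2, -0.3, 0.4]
gripper_width: 0.056
```

```bash
python3 - <<'E'
from h import *
r=np.radians
go((.448,.379,.045),.36,r(-15),back=.14)
E
```

```text
tcp [0.437 0.408 0.162] shares [-0.244, 1.268, -0.291] [-0.034, -0.043, 0.009] w 0.056 F [ 0.2 -0.3  0.4] j [-0.81  0.4   0.38  2.09  0.05  0.74 -1.71]
```

>>> move_arm(steps=[[[-0.05, 0.2, 0, -0.01, -0.01, 0, 0.65], [-0.1, 0.45, 0, -0.03, -0.04, 0.01, 0.65], [-0.15, 0.7, 0, -0.03, -0.04, 0.01, 0.65], [-0.2, 0.9, 0, -0.03, -0.04, 0.01, 0.65], [-0.24, 1, 0, -0.03, -0.04, 0.01, 0.65]]])

```text
time_s: 31.95
tcp_pos: [0.4375, 0.354, 0.2198]
eef_rot: [[0.341, 0.086, 0.936], [-0.907, -0.234, 0.352], [0.249, -0.968, -0.002]]
ft_force: [-0.1, -0.8, -0.4]
gripper_width: 0.0554
```

>>> move_arm(steps=[[[0, 0.15, 0, 0, 0, 0, 0.65], [0, 0.27, -0.1, 0, 0, 0, 0.65], [0, 0.27, -0.2, 0, 0, 0, 0.65], [0, 0.27, -0.28, 0, 0, 0, 0.65], [0, 0.27, -0.28, 0, 0, 0, 0.65]]])

```text
time_s: 32.58
tcp_pos: [0.4378, 0.4046, 0.1633]
eef_rot: [[0.338, 0.084, 0.937], [-0.907, -0.236, 0.348], [0.251, -0.968, -0.004]]
ft_force: [-0.3, -0.4, 0.2]
gripper_width: 0.0554
```

>>> move_arm(steps=[[[0, 0, 0, 0, 0, 0, 0.65], [0, 0, 0, 0, 0, 0, 0.65], [0, 0, 0, 0, 0, 0, 0.65]]])

```text
time_s: 32.95
tcp_pos: [0.438, 0.4063, 0.1648]
eef_rot: [[0.339, 0.086, 0.937], [-0.908, -0.233, 0.349], [0.248, -0.969, -0.001]]
ft_force: [-0.1, 0.6, 0.2]
gripper_width: 0.0556
```

```bash
python3 - <<'E'
from h import *
r=np.radians
go((.448,.379,.045),.36,r(-15),back=.06)
shot("wrist","w20")
for nm in ["wash_bottle","bar_a"]:
        print(nm,[(np.round(d["position"],3).tolist(),round(d["score"],2),proj("wrist",d["position"]).astype(int).tolist()) for d in bot.boxes_of("wrist",nm)][:6])
E
```

```text
tcp [0.444 0.389 0.085] shares [0.031, -0.087, -0.401] [-0.006, -0.003, 0.002] w 0.0556 F [-0.1  0.6  0.2] j [-1.19  0.6   0.35  1.9   0.03  0.8  -2.11]
w20 cam moved mm [ 0.06 -0.03  0.13]
wash_bottle [([0.356, 0.468, 0.07], 0.89, [147, 287]), ([0.602, 0.19, 0.029], 0.41, [474, 120])]
bar_a [([0.456, 0.389, 0.056], 0.94, [271, 199]), ([0.278, 0.243, 0.017], 0.8, [321, 350]), ([0.396, 0.581, 0.027], 0.64, [22, 193])]
```

View pics/w20.png

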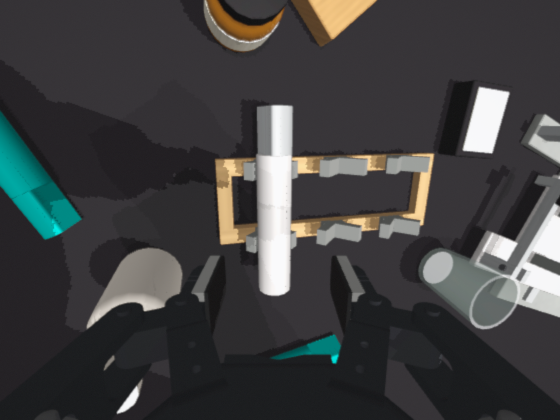

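```bash
python3 - <<'E'
from h import *
r=np.radians
go((.448,.379,.045),.36,r(-10),back=.06)
go((.448,.379,.045),.36,r(-10),depth=.018)
E
```

```text
tcp [0.445 0.386 0.085] shares [0.038, -0.103, -0.395] [0.046, 0.016, 0.002] w 0.0554 F [ 0.3 -0.  -0.1] j [-1.19  0.6   0.35  1.9   0.03  0.79 -2.11]
tcp [0.449 0.376 0.027] shares [0.056, -0.151, -0.686] [0.046, 0.016, 0.002] w 0.0554 F [ 0.3 -0.  -0.1] j [-1.19  0.6   0.35  1.9   0.03  0.79 -2.11]
```

>>> move_arm(steps=[[[0.04, -0.1, 0, 0.045, 0.015, 0, 0.65], [0.04, -0.1, -0.15, 0.045, 0.015, 0, 0.65], [0.04, -0.1, -0.3, 0.045, 0.015, 0, 0.65], [0.04, -0.1, -0.4, 0.045, 0.015, 0, 0.65], [0.04, -0.1, -0.4, 0.045, 0.015, 0, 0.65]]])

```text
time_s: 33.72
tcp_pos: [0.4453, 0.3856, 0.0831]
eef_rot: [[0.344, 0.061, 0.937], [-0.922, -0.167, 0.35], [0.178, -0.984, -0.001]]
ft_force: [-0.6, 0.2, 1.0]
gripper_width: 0.0554
```

```bash
python3 - <<'E'
from h import *
r=np.radians
go((.448,.379,.045),.36,r(-10),depth=.018)
shot("wrist","w21")
E
```

```text
tcp [0.449 0.376 0.027] shares [0.019, -0.048, -0.279] [0.003, 0.0, 0.002] w 0.0554 F [-0.6  0.2  1. ] j [-1.08  0.68  0.28  1.99 -0.04  0.57 -2.03]
w21 cam moved mm [-0.36 -0.2  -1.1 ]
```

View pics/w21.png

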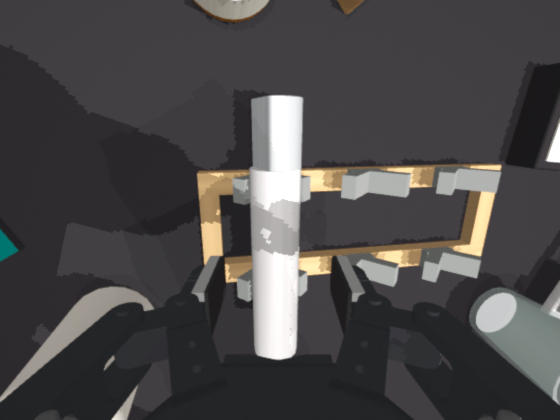

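>>> move_arm(steps=[[[0, -0.01, -0.07, 0, 0, 0, 0.55], [0.01, -0.02, -0.14, 0, 0, 0, 0.55], [0.02, -0.04, -0.21, 0, 0, 0, 0.55], [0.02, -0.045, -0.265, 0, 0, 0, 0.55], [0.02, -0.045, -0.265, 0, 0, 0, 0.55]]])

```text
time_s: 34.4
tcp_pos: [0.4494, 0.3766, 0.0301]
eef_rot: [[0.344, 0.061, 0.937], [-0.922, -0.166, 0.349], [0.177, -0.984, -0.001]]
ft_force: [-0.2, 0.4, 0.3]
gripper_width: 0.0466
```

```bash
python3 - <<'E'
from h import *
r=np.radians
go((.448,.379,.045),.36,r(-10),depth=.016)
shot("wrist","w22")
E
```

```text
tcp [0.449 0.376 0.029] shares [-0.002, -0.001, -0.004] [0.002, 0.0, 0.002] w 0.0466 F [-0.2  0.4  0.3] j [-1.05  0.76  0.26  2.02 -0.05  0.46 -2.02]
w22 cam moved mm [-0.14 -0.26 -0.66]
```

View pics/w22.png

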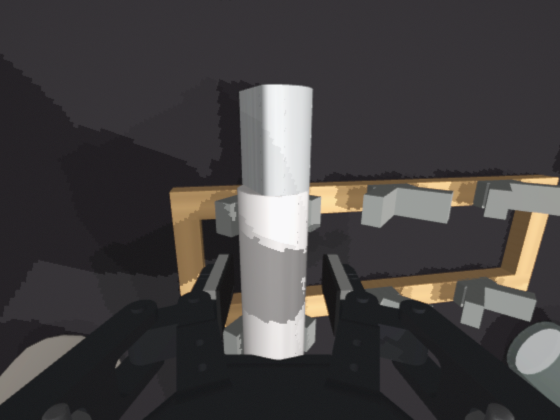

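Grip the second bar and lift.

>>> move_arm(steps=[[[0, 0, 0, 0, 0, 0, 0], [0, 0, 0, 0, 0, 0, 0], [0, 0, 0, 0, 0, 0, 0], [0, 0, 0, 0, 0, 0, 0], [0, 0, 0, 0, 0, 0, 0]]], squeeze=50)

```text
time_s: 35.08
tcp_pos: [0.4493, 0.3793, 0.0316]
eef_rot: [[0.345, 0.063, 0.936], [-0.922, -0.162, 0.351], [0.174, -0.985, 0.002]]
ft_force: [-2.8, 4.3, -0.3]
gripper_width: 0.0305
```

>>> move_arm(steps=[[[0, 0, 0.05, 0, 0, 0, 0], [0, 0, 0.2, 0, 0, 0, 0], [0, 0, 0.4, 0, 0, 0, 0], [0, 0, 0.7, 0, 0, 0, 0], [0, 0, 0.95, 0, 0, 0, 0]]])

```text
time_s: 35.7
tcp_pos: [0.4499, 0.3763, 0.2238]
eef_rot: [[0.343, 0.063, 0.937], [-0.923, -0.165, 0.349], [0.176, -0.984, 0.001]]
ft_force: [0.3, 1.0, -4.6]
gripper_width: 0.0304
```

```bash
python3 - <<'E'
from h import *
r=np.radians
shot("wrist","w23")
go((.514,-.021,.20),-.037,r(45),depth=.016)
E
```

```text
w23 cam moved mm [-1.54 -0.42 -6.6 ]
tcp [ 0.514 -0.01   0.189] shares [0.312, -1.936, -0.206] [0.605, 0.102, -0.228] w 0.0306 F [3. 0. 0.] j [-1.11  0.48  0.34  1.9   0.01  0.85 -2.02]
```

View pics/w23.png

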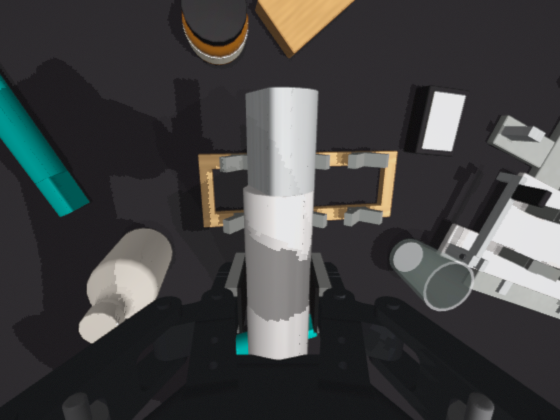

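>>> move_arm(steps=[[[0.05, -0.2, 0.05, 0.06, 0.01, -0.02, 0], [0.1, -0.4, 0.05, 0.16, 0.03, -0.06, 0], [0.15, -0.6, 0.05, 0.26, 0.05, -0.1, 0], [0.2, -0.8, 0.05, 0.36, 0.06, -0.14, 0], [0.25, -1, 0.05, 0.46, 0.08, -0.18, 0]]])

```text
time_s: 36.38
tcp_pos: [0.4938, 0.1943, 0.2297]
eef_rot: [[0.107, -0.024, 0.994], [-0.902, 0.417, 0.107], [-0.417, -0.908, 0.023]]
ft_force: [0.2, -1.0, -4.7]
gripper_width: 0.0307
```

>>> move_arm(steps=[[[0.02, -0.2, 0, 0.06, 0.01, -0.02, 0], [0.04, -0.4, 0, 0.12, 0.02, -0.04, 0], [0.06, -0.6, 0, 0.14, 0.02, -0.05, 0], [0.06, -0.8, 0, 0.14, 0.02, -0.05, 0], [0.06, -0.93, 0, 0.14, 0.02, -0.05, 0]]])

```text
time_s: 37.0
tcp_pos: [0.5056, 0.0072, 0.2289]
eef_rot: [[0.023, -0.011, 1.0], [-0.797, 0.603, 0.025], [-0.603, -0.798, 0.005]]
ft_force: [0.1, 1.1, -3.8]
gripper_width: 0.0302
```

>>> move_arm(steps=[[[0, 0, 0, 0, 0, 0, 0], [0, 0, 0, 0, 0, 0, 0]]])

```text
time_s: 37.25
tcp_pos: [0.5056, 0.011, 0.2293]
eef_rot: [[0.026, -0.013, 1.0], [-0.796, 0.604, 0.029], [-0.605, -0.797, 0.005]]
ft_force: [0.3, 1.0, -3.7]
gripper_width: 0.0303
```

```bash
python3 - <<'E'
from h import *
r=np.radians
go((.514,-.021,.15),-.037,r(45),depth=.016)
E
```

```text
tcp [ 0.514 -0.01   0.139] shares [0.044, -0.104, -0.453] [0.087, 0.003, -0.042] w 0.0303 F [ 0.3  1.  -3.7] j [ 0.26  0.48 -0.01  2.08 -0.79  0.95 -0.71]
```

>>> move_arm(steps=[[[0.02, -0.06, 0, 0.05, 0, -0.02, 0], [0.045, -0.105, -0.1, 0.085, 0, -0.04, 0], [0.045, -0.105, -0.25, 0.085, 0, -0.04, 0], [0.045, -0.105, -0.4, 0.085, 0, -0.04, 0], [0.045, -0.105, -0.45, 0.085, 0, -0.04, 0]]])

```text
time_s: 37.88
tcp_pos: [0.5144, -0.0096, 0.138]
eef_rot: [[-0.022, 0.026, 0.999], [-0.708, 0.705, -0.034], [-0.706, -0.709, 0.003]]
ft_force: [-0.9, 0.3, -3.9]
gripper_width: 0.0301
```

>>> move_arm(steps=[[[0, 0, 0, 0, 0, 0, 0], [0, 0, 0, 0, 0, 0, 0]]])

```text
time_s: 38.12
tcp_pos: [0.5153, -0.0107, 0.1401]
eef_rot: [[-0.021, 0.029, 0.999], [-0.709, 0.704, -0.036], [-0.705, -0.709, 0.006]]
ft_force: [0.1, 0.1, -3.5]
gripper_width: 0.0307
```

```bash
python3 - <<'E'
from h import *
r=np.radians
go((.514,-.021,.097),-.037,r(45),depth=.016)
shot("wrist","w24")
E
```

```text
tcp [ 0.514 -0.01   0.086] shares [-0.004, 0.005, -0.272] [0.002, 0.004, -0.001] w 0.0307 F [ 0.1  0.1 -3.5] j [ 0.4   0.68 -0.08  2.11 -0.96  0.9  -0.45]
w24 cam moved mm [ 0.02  0.13 -0.08]
```

View pics/w24.png

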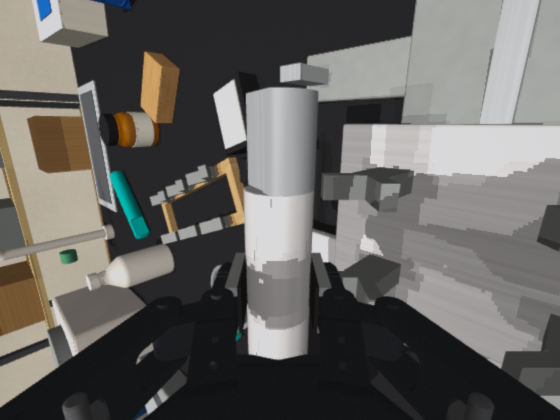

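>>> move_arm(steps=[[[0, 0, -0.08, 0, 0, 0, 0], [0, 0.005, -0.16, 0, 0, 0, 0], [0, 0.005, -0.22, 0, 0, 0, 0], [0, 0.005, -0.25, 0, 0, 0, 0], [0, 0.005, -0.25, 0, 0, 0, 0]]])

```text
time_s: 38.8
tcp_pos: [0.5147, -0.0101, 0.0886]
eef_rot: [[-0.023, 0.029, 0.999], [-0.708, 0.705, -0.037], [-0.705, -0.709, 0.004]]
ft_force: [-0.3, -0.1, -4.1]
gripper_width: 0.0304
```

```bash
python3 - <<'E'
from h import *
r=np.radians
go((.514,-.021,.095),-.037,r(45),depth=.016)
E
```

```text
tcp [ 0.514 -0.01   0.084] shares [-0.002, 0.002, -0.025] [0.002, 0.002, -0.0] w 0.0304 F [-0.3 -0.1 -4.1] j [ 0.43  0.77 -0.13  2.12 -1.    0.81 -0.37]
```

>>> move_arm(steps=[[[0, 0, -0.01, 0, 0, 0, 0], [0, 0, -0.02, 0, 0, 0, 0], [0, 0, -0.02, 0, 0, 0, 0]]])

```text
time_s: 39.17
tcp_pos: [0.5155, -0.01, 0.0875]
eef_rot: [[-0.021, 0.031, 0.999], [-0.707, 0.706, -0.037], [-0.707, -0.707, 0.007]]
ft_force: [-2.1, -7.5, 17.9]
gripper_width: 0.0304
```

>>> move_arm(steps=[[[0, 0, 0, 0, 0, 0, 0.3], [0, 0, 0, 0, 0, 0, 0.5], [0, 0, 0, 0, 0, 0, 0.65], [0, 0, 0, 0, 0, 0, 0.65]]])

```text
time_s: 39.67
tcp_pos: [0.5148, -0.0097, 0.0852]
eef_rot: [[-0.022, 0.029, 0.999], [-0.709, 0.705, -0.036], [-0.705, -0.709, 0.005]]
ft_force: [1.0, -0.5, -0.2]
gripper_width: 0.0555
```

```bash
python3 - <<'E'
from h import *
r=np.radians
shot("wrist","w25")
go((.514,-.021,.095),-.037,r(45),back=.08)
go((.514,-.021,.095),-.037,r(0),back=.12)
E
```

```text
w25 cam moved mm [0.02 0.03 0.08]
tcp [ 0.512 -0.064  0.138] shares [-0.012, -0.272, 0.265] [0.002, 0.003, -0.001] w 0.0553 F [-0.2  0.3  0.3] j [ 0.43  0.77 -0.14  2.12 -1.    0.8  -0.37]
tcp [ 0.514 -0.021  0.196] shares [-0.004, -0.056, 0.555] [-0.498, 0.021, -0.002] w 0.0553 F [-0.2  0.3  0.3] j [ 0.43  0.77 -0.14  2.12 -1.    0.8  -0.37]
```

View pics/w25.png

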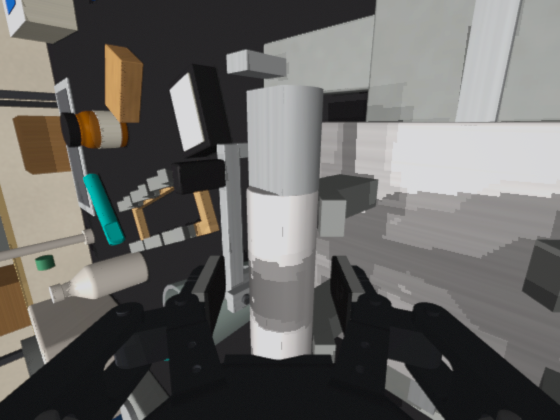

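Back out along the tool axis and go upright above the bar to measure its roll.

>>> move_arm(steps=[[[0, -0.1, 0.1, 0, 0, 0, 0.65], [0, -0.2, 0.2, 0, 0, 0, 0.65], [0, -0.27, 0.35, -0.1, 0, 0, 0.65], [0, -0.2, 0.5, -0.2, 0.01, 0, 0.65], [0, -0.1, 0.65, -0.3, 0.01, 0, 0.65]]])

```text
time_s: 40.35
tcp_pos: [0.5155, -0.0304, 0.2163]
eef_rot: [[-0.032, 0.018, 0.999], [-0.953, 0.301, -0.036], [-0.302, -0.953, 0.007]]
ft_force: [1.1, 0.0, -0.7]
gripper_width: 0.0556
```

>>> move_arm(steps=[[[0, 0.05, 0.05, -0.1, 0, 0, 0.65], [0, 0.05, 0.05, -0.2, 0.01, 0, 0.65], [0, 0.05, 0.05, -0.2, 0.01, 0, 0.65], [0, 0.05, 0.05, -0.2, 0.01, 0, 0.65], [0, 0.05, 0.05, -0.2, 0.01, 0, 0.65]]])

```text
time_s: 40.98
tcp_pos: [0.5145, -0.0219, 0.2248]
eef_rot: [[-0.037, -0.001, 0.999], [-0.999, -0.003, -0.037], [0.003, -1.0, -0.001]]
ft_force: [0.2, -0.0, 0.9]
gripper_width: 0.0558
```

```bash
python3 - <<'E'
from h import *
r=np.radians
shot("wrist","w26"); crop("w26",220,75,340,205,4.6)
go((.514,-.021,.095),-.037,r(-7),back=.08)
E
```

```text
w26 cam moved mm [-0.04  0.17 -0.04]
tcp [ 0.514 -0.014  0.156] shares [-0.001, 0.043, -0.346] [-0.076, 0.002, -0.0] w 0.0553 F [0.2 0.6 0.5] j [-0.34  0.37  0.36  2.1  -0.2   0.7  -1.46]
```

View pics/w26.png

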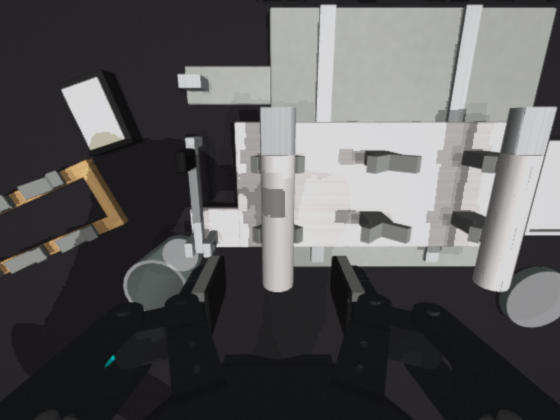

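View pics/w26_c.png

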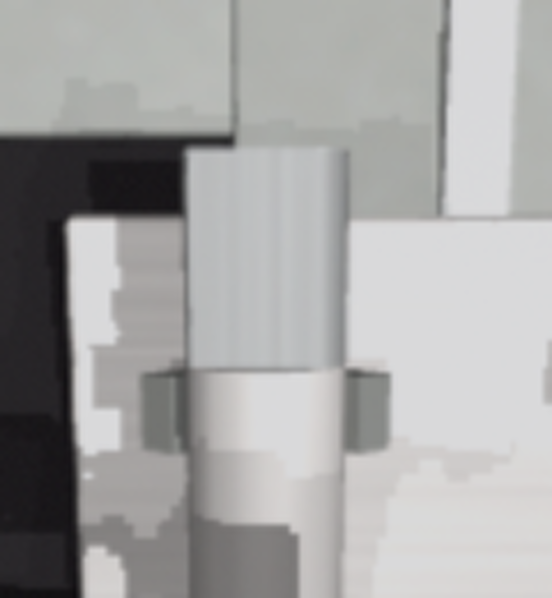

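```bash
python3 - <<'E'
from h import *
im=cv2.imread("pics/w26.png")[104:158,252:304]
g=cv2.cvtColor(im,cv2.COLOR_BGR2GRAY)
for v in (10,20,30,40): print(v+104,g[v,4:48].tolist())
im=cv2.resize(im,None,fx=11,fy=11,interpolation=cv2.INTER_NEAREST); im=np.clip((im.astype(float)-100)*1.8,0,255).astype(np.uint8)
cv2.imwrite("pics/w26_d.png",im)
E
```

```text
114 [21, 22, 26, 57, 123, 181, 188, 187, 186, 186, 187, 188, 189, 188, 187, 189, 190, 191, 191, 191, 192, 192, 190, 188, 188, 192, 194, 193, 190, 190, 189, 190, 191, 192, 185, 175, 164, 156, 143, 134, 159, 166, 167, 167]
124 [162, 163, 161, 145, 129, 177, 187, 187, 186, 186, 187, 188, 190, 188, 187, 187, 190, 191, 190, 191, 192, 193, 191, 188, 188, 192, 194, 192, 190, 189, 189, 189, 191, 191, 184, 174, 163, 153, 141, 153, 205, 215, 216, 216]
134 [164, 164, 164, 159, 127, 173, 185, 186, 186, 186, 186, 188, 189, 188, 186, 187, 189, 190, 190, 190, 192, 193, 190, 188, 187, 192, 194, 192, 190, 189, 188, 189, 190, 191, 183, 171, 162, 150, 142, 169, 208, 216, 217, 217]
144 [165, 165, 165, 161, 124, 154, 181, 185, 185, 186, 187, 187, 189, 187, 186, 187, 189, 190, 190, 190, 192, 192, 190, 187, 187, 191, 193, 191, 189, 188, 188, 189, 190, 190, 182, 170, 159, 149, 144, 184, 211, 216, 217, 217]
```

View pics/w26_d.png

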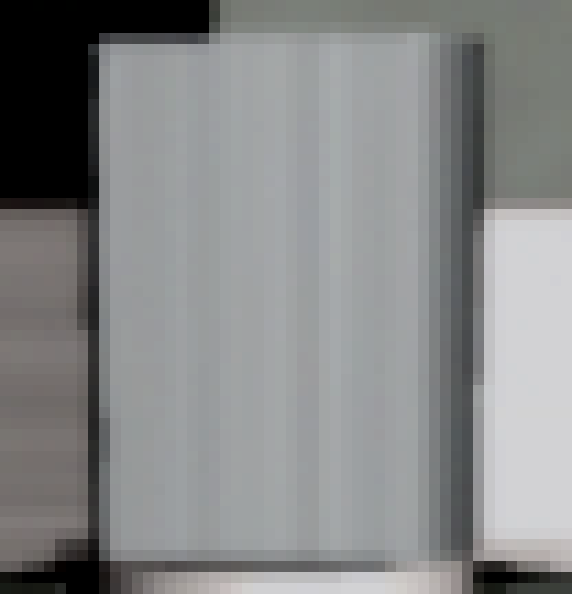

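>>> move_arm(steps=[[[0, 0.04, -0.1, -0.065, 0, 0, 0.65], [0, 0.04, -0.3, -0.065, 0, 0, 0.65], [0, 0.03, -0.5, -0.065, 0, 0, 0.65], [0, 0, -0.68, -0.065, 0, 0, 0.65], [0, 0, -0.7, -0.065, 0, 0, 0.65]]])

```text
time_s: 41.65
tcp_pos: [0.5134, -0.0222, 0.0832]
eef_rot: [[-0.037, -0.005, 0.999], [-0.994, -0.106, -0.037], [0.106, -0.994, -0.001]]
ft_force: [-0.2, -0.1, -0.4]
gripper_width: 0.0556
```

```bash
python3 - <<'E'
from h import *
r=np.radians
go((.514,-.021,.095),-.037,r(-6),depth=.017)
shot("wrist","w27")
E
```

```text
tcp [ 0.514 -0.023  0.078] shares [0.002, -0.003, -0.026] [0.001, -0.001, -0.0] w 0.0556 F [-0.2 -0.1 -0.4] j [-0.34  0.61  0.3   2.21 -0.19  0.36 -1.52]
w27 cam moved mm [-0.41 -0.44 -0.97]
```

View pics/w27.png

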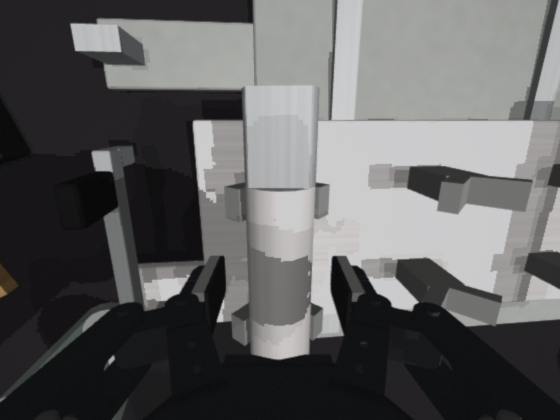

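>>> move_arm(steps=[[[0, 0, -0.02, 0, 0, 0, 0.3], [0, 0, -0.02, 0, 0, 0, 0], [0, 0, -0.02, 0, 0, 0, 0], [0, 0, -0.02, 0, 0, 0, 0], [0, 0, 0.03, 0, 0, 0, 0]]])

```text
time_s: 42.32
tcp_pos: [0.5149, -0.0205, 0.0919]
eef_rot: [[-0.034, 0.0, 0.999], [-0.994, -0.106, -0.034], [0.106, -0.994, 0.004]]
ft_force: [0.5, 0.1, -3.6]
gripper_width: 0.0305
```

>>> move_arm(steps=[[[0, 0, 0.06, 0, 0, 0, 0], [0, 0, 0.06, 0.07, 0, 0, 0], [0, 0, 0.06, 0.135, 0, 0, 0], [0, 0, 0.06, 0.135, 0, 0, 0], [0, 0, 0.06, 0.135, 0, 0, 0]]])

```text
time_s: 42.95
tcp_pos: [0.5149, -0.0196, 0.1035]
eef_rot: [[-0.032, 0.0, 0.999], [-0.994, 0.105, -0.032], [-0.105, -0.994, -0.003]]
ft_force: [0.8, 1.0, -3.6]
gripper_width: 0.0303
```

```bash
python3 - <<'E'
from h import *
r=np.radians
go((.514,-.021,.0955),-.037,r(6),depth=.017)
shot("wrist","w28")
im=cv2.imread("pics/w28.png")
g=cv2.cvtColor(im,cv2.COLOR_BGR2GRAY)
for v in (105,130,150,170): print(v,g[v,236:326].tolist())
crop("w28",230,75,340,205,5)
E
```

```text
tcp [ 0.514 -0.019  0.079] shares [-0.004, 0.002, -0.125] [-0.0, -0.002, -0.003] w 0.0303 F [ 0.8  1.  -3.6] j [-0.04  0.55  0.05  2.18 -0.32  0.42 -1.31]
w28 cam moved mm [-0.03 -0.89  0.19]
105 [25, 27, 29, 53, 99, 122, 151, 173, 205, 212, 212, 212, 212, 212, 212, 211, 211, 210, 203, 200, 200, 200, 200, 202, 202, 202, 201, 200, 200, 201, 201, 202, 203, 203, 205, 206, 206, 205, 205, 205, 205, 207, 207, 208, 208, 208, 206, 204, 204, 203, 202, 203, 206, 208, 210, 210, 211, 210, 209, 207, 206, 207, 207, 207, 206, 206, 207, 208, 208, 209, 209, 209, 208, 196, 181, 163, 148, 141, 136, 127, 141, 158, 162, 162, 163, 164, 163, 164, 164, 164]
130 [182, 182, 182, 178, 147, 113, 116, 143, 162, 191, 197, 197, 197, 197, 197, 197, 197, 197, 198, 198, 198, 199, 200, 201, 202, 201, 200, 199, 199, 199, 199, 200, 202, 203, 204, 204, 204, 204, 203, 204, 205, 206, 207, 207, 207, 206, 205, 204, 203, 202, 201, 203, 205, 208, 209, 209, 209, 208, 206, 205, 205, 205, 205, 205, 204, 204, 205, 206, 207, 208, 208, 207, 198, 185, 168, 149, 141, 134, 126, 159, 196, 204, 205, 213, 216, 216, 216, 216, 216, 216]
150
[... 206 characters left out ...]
 204, 205, 205, 206, 205, 204, 203, 201, 199, 199, 201, 204, 206, 208, 208, 208, 206, 204, 203, 203, 203, 203, 202, 202, 203, 205, 206, 206, 206, 206, 202, 190, 175, 155, 144, 135, 126, 140, 188, 198, 199, 200, 212, 216, 216, 216, 216, 216, 216]
170 [179, 179, 179, 178, 178, 174, 127, 105, 105, 127, 184, 195, 195, 195, 194, 194, 195, 195, 195, 195, 196, 196, 198, 198, 199, 200, 198, 197, 196, 196, 197, 198, 199, 201, 201, 202, 201, 202, 201, 201, 202, 203, 204, 204, 204, 204, 203, 201, 200, 198, 198, 200, 203, 204, 206, 206, 205, 204, 202, 201, 201, 201, 201, 201, 201, 202, 203, 204, 204, 204, 202, 182, 176, 163, 148, 138, 127, 131, 188, 200, 201, 200, 201, 210, 212, 213, 212, 213, 213, 212]
```

View pics/w28_c.png

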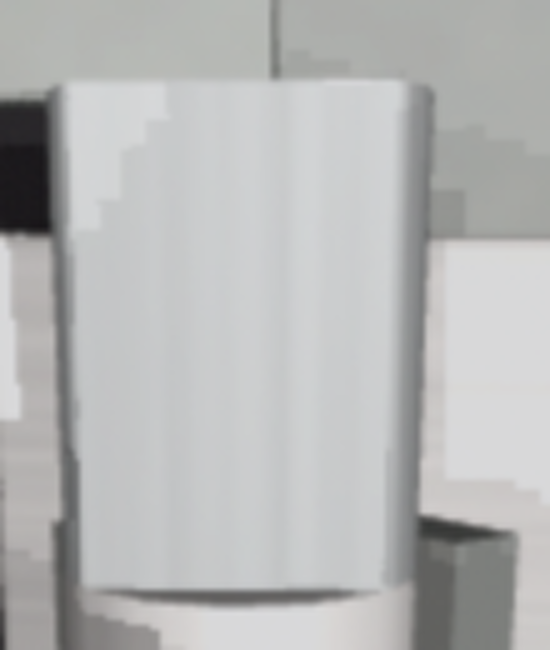

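>>> move_arm(steps=[[[0, 0, -0.04, 0, 0, 0, 0], [0, 0, -0.08, 0, 0, 0, 0], [0, 0, -0.105, 0, 0, 0, 0], [0, 0, -0.115, 0, 0, 0, 0], [0, 0, -0.12, 0, 0, 0, 0]]])

```text
time_s: 43.62
tcp_pos: [0.5184, -0.0208, 0.0823]
eef_rot: [[-0.034, 0.008, 0.999], [-0.994, 0.105, -0.034], [-0.106, -0.994, 0.005]]
ft_force: [-4.1, -5.0, 54.6]
gripper_width: 0.0307
```

>>> move_arm(steps=[[[0, 0, 0, 0, 0, 0, 0], [0, 0, 0, 0, 0, 0, 0.3], [0, 0, 0, 0, 0, 0, 0.65], [0, 0, 0, 0, 0, 0, 0.65]]])

```text
time_s: 44.12
tcp_pos: [0.5149, -0.0196, 0.0789]
eef_rot: [[-0.032, -0.0, 0.999], [-0.994, 0.106, -0.032], [-0.106, -0.994, -0.003]]
ft_force: [0.0, -0.0, -0.0]
gripper_width: 0.0557
```

>>> move_arm(steps=[[[0, -0.02, 0.2, 0, 0, 0, 0.65], [0, -0.04, 0.4, 0, 0, 0, 0.65], [0, -0.03, 0.6, -0.04, 0, 0, 0.65], [0, 0, 0.75, -0.065, 0, 0, 0.65], [0, 0, 0.75, -0.065, 0, 0, 0.65]]])

```text
time_s: 44.75
tcp_pos: [0.5158, -0.0183, 0.2305]
eef_rot: [[-0.03, 0.003, 1.0], [-1.0, 0.004, -0.03], [-0.004, -1.0, 0.003]]
ft_force: [0.5, 1.0, -0.8]
gripper_width: 0.0553
```

>>> move_arm(steps=[[[0, 0, 0, 0, 0, 0, 1], [0, 0, 0, 0, 0, 0, 1], [0, 0, 0, 0, 0, 0, 1]]])

```text
time_s: 45.12
tcp_pos: [0.5145, -0.0205, 0.2282]
eef_rot: [[-0.034, -0.002, 0.999], [-0.999, 0.004, -0.034], [-0.004, -1.0, -0.002]]
ft_force: [0.3, 0.3, -0.8]
gripper_width: 0.0854
```

```bash
python3 - <<'E'
from h import *
r=np.radians
shot("wrist","w29"); print(bot.state()["tcp_pos"])
im=cv2.imread("pics/w29.png")
g=cv2.cvtColor(im,cv2.COLOR_BGR2GRAY)
for v in (115,130,145): print(v,g[v,255:305].tolist())
for n in ["wrist","scene","side"]:
    if n!="wrist": bot.camera(n)
    print(n,[(np.round(d["position"],3).tolist(),round(d["score"],2),proj(n,d["position"]).astype(int).tolist()) for d in bot.boxes_of(n,"tile")][:6])
E
```

```text
w29 cam moved mm [-0.06 -0.05 -0.19]
[ 0.514558   -0.02044474  0.22836711]
115 [24, 23, 23, 23, 23, 23, 25, 49, 89, 114, 158, 198, 206, 208, 207, 206, 206, 208, 209, 209, 207, 208, 210, 211, 211, 210, 212, 213, 212, 210, 208, 210, 214, 215, 212, 210, 210, 209, 211, 212, 208, 178, 148, 149, 163, 167, 167, 168, 168, 169]
130 [164, 164, 164, 164, 164, 164, 162, 144, 109, 106, 126, 189, 204, 205, 205, 205, 206, 207, 208, 207, 206, 206, 209, 210, 210, 209, 211, 212, 211, 209, 207, 210, 213, 213, 210, 209, 208, 209, 211, 211, 201, 165, 149, 204, 216, 217, 217, 217, 217, 217]
145 [161, 162, 161, 162, 162, 161, 161, 157, 115, 108, 136, 183, 202, 204, 204, 205, 205, 207, 208, 207, 205, 206, 208, 210, 209, 209, 211, 212, 210, 207, 205, 209, 213, 212, 209, 208, 207, 208, 210, 209, 189, 155, 157, 206, 216, 217, 217, 217, 217, 217]
wrist [([0.609, 0.17, 0.031], 0.57, [103, 112]), ([0.519, -0.134, 0.032], 0.38, [374, 183])]
scene [([0.614, 0.172, 0.031], 0.84, [320, 248])]
side [([0.602, 0.165, 0.029], 0.67, [309, 190]), ([0.423, 0.093, 0.068], 0.39, [263, 203])]
```

View pics/w29.png

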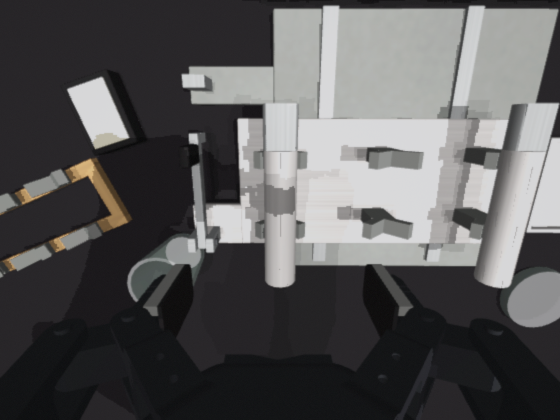

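>>> move_arm(steps=[[[0.05, 0.3, 0, 0, 0, 0.08, 1], [0.1, 0.6, 0, 0, 0, 0.16, 1], [0.15, 0.8, 0, 0, 0, 0.24, 1], [0.2, 0.95, 0, 0, 0, 0.3, 1], [0.2, 0.95, 0, 0, 0, 0.3, 1]]])

```text
time_s: 46.05
tcp_pos: [0.5552, 0.1729, 0.2288]
eef_rot: [[0.429, -0.002, 0.904], [-0.903, 0.005, 0.429], [-0.005, -1.0, 0.001]]
ft_force: [-0.6, -0.6, -0.1]
gripper_width: 0.0859
```

>>> move_arm(steps=[[[0, 0, 0, 0, 0, 0, 1], [0, 0, 0, 0, 0, 0, 1], [0, 0, 0, 0, 0, 0, 1], [0, 0, 0, 0, 0, 0, 1]]])

```text
time_s: 46.55
tcp_pos: [0.5549, 0.1696, 0.2292]
eef_rot: [[0.424, -0.002, 0.906], [-0.906, 0.004, 0.424], [-0.004, -1.0, 0.0]]
ft_force: [0.1, 0.2, 0.5]
gripper_width: 0.0853
```

```bash
python3 - <<'E'
from h import *
im=shot("wrist","w30"); print(bot.state()["tcp_pos"])
print([(np.round(d["position"],3).tolist(),round(d["score"],2)) for d in bot.boxes_of("wrist","tile")][:6])
E
```

```text
w30 cam moved mm [-0.   -0.14  0.02]
[0.55487231 0.16969396 0.22918229]
[([0.609, 0.179, 0.03], 0.83), ([0.542, -0.052, 0.03], 0.63)]
```

View pics/w30.png

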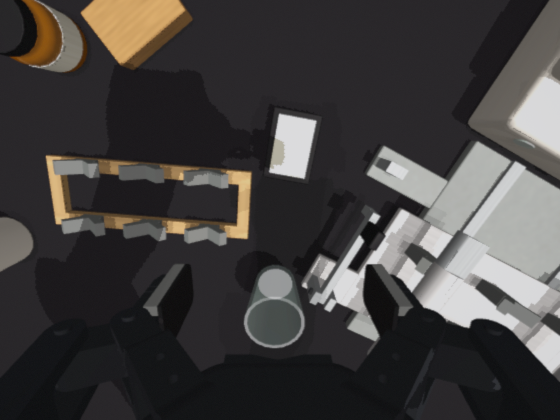

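```bash
python3 - <<'E'
from h import *
crop("w30",250,95,340,195,6)
E
```

```text
(no output)
```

View pics/w30_c.png

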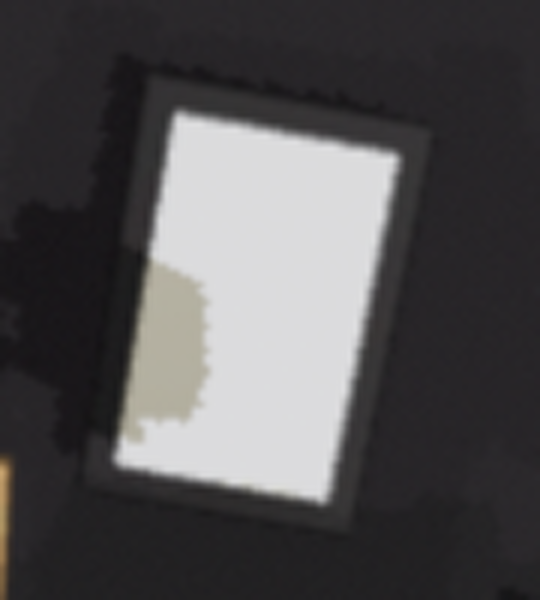

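```bash
python3 - <<'E'
from h import *
px=np.array([(173,110),(400,153),(330,503),(115,465)])/6+[250,95]
c,v=rays("w30",px); P=np.array([c+d*(.0295-c[2])/d[2] for d in v]); print(P.round(4),P.mean(0).round(4))
m=P.mean(0); lx=(P[0]+P[1]-P[2]-P[3]); yaw=np.arctan2(lx[1],lx[0]); ly=(P[0]+P[3]-P[1]-P[2]); print("yaw",yaw,np.arctan2(ly[1],ly[0])-np.pi/2, np.linalg.norm(lx[:2])/2,np.linalg.norm(ly[:2])/2)
yaw=(yaw+np.arctan2(ly[1],ly[0])-np.pi/2)/2
go((m[0],m[1],.025),yaw,0,back=.08); go((m[0],m[1],.025),yaw,0,depth=.019)
E
```

```text
[[0.6334 0.205  0.0295]
 [0.6444 0.1634 0.0295]
 [0.5799 0.1457 0.0295]
 [0.5687 0.1873 0.0295]] [0.6066 0.1753 0.0295]
yaw 0.26801300173281084 0.26073887403862384 0.06695408161518442 0.04303484843178854
tcp [0.607 0.175 0.086] shares [0.259, 0.028, -0.716] [-0.002, -0.001, -0.111] w 0.0853 F [0.6 0.4 0.6] j [-0.46  0.43  0.09  1.94 -0.06  0.77 -1.47]
tcp [0.607 0.175 0.006] shares [0.259, 0.028, -1.116] [-0.002, -0.001, -0.111] w 0.0853 F [0.6 0.4 0.6] j [-0.46  0.43  0.09  1.94 -0.06  0.77 -1.47]
```

>>> move_arm(steps=[[[0.1, 0.01, -0.1, 0, 0, -0.05, 1], [0.26, 0.03, -0.25, 0, 0, -0.11, 1], [0.26, 0.03, -0.45, 0, 0, -0.11, 1], [0.26, 0.03, -0.65, 0, 0, -0.11, 1], [0.26, 0.03, -0.7, 0, 0, -0.11, 1]]])

```text
time_s: 47.28
tcp_pos: [0.6055, 0.1756, 0.0868]
eef_rot: [[0.262, -0.005, 0.965], [-0.965, 0.003, 0.262], [-0.004, -1.0, -0.004]]
ft_force: [-0.4, 0.3, -0.3]
gripper_width: 0.0857
```

>>> move_arm(steps=[[[0, 0, 0, 0, 0, 0, 1], [0, 0, 0, 0, 0, 0, 1]]])

```text
time_s: 47.52
tcp_pos: [0.6078, 0.1762, 0.0907]
eef_rot: [[0.262, 0.001, 0.965], [-0.965, 0.005, 0.262], [-0.004, -1.0, 0.002]]
ft_force: [-0.5, -0.6, 0.1]
gripper_width: 0.0854
```

```bash
python3 - <<'E'
from h import *
shot("wrist","w31");go((.6066,.1753,.025),.264,0,depth=.019)
E
```

```text
w31 cam moved mm [ 0.04 -0.02 -0.09]
tcp [0.607 0.175 0.006] shares [-0.006, -0.005, -0.424] [-0.003, 0.001, -0.001] w 0.0856 F [ 0.1 -0.   0.1] j [-0.44  0.66  0.1   1.93 -0.13  0.55 -1.55]
```

View pics/w31.png

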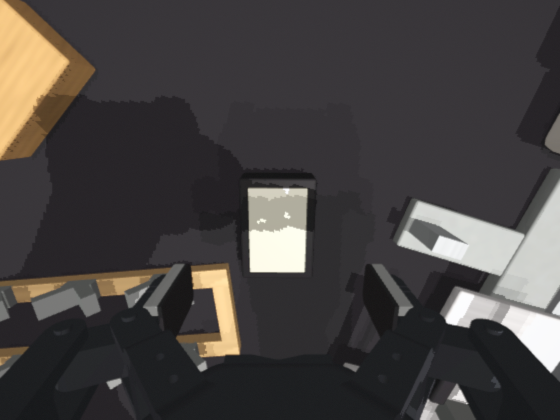

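>>> move_arm(steps=[[[0, 0, -0.1, 0, 0, 0, 1], [0, 0, -0.2, 0, 0, 0, 1], [0, 0, -0.3, 0, 0, 0, 1], [-0.005, -0.005, -0.4, 0, 0, 0, 1], [-0.005, -0.005, -0.41, 0, 0, 0, 1]]])

```text
time_s: 48.2
tcp_pos: [0.6046, 0.1745, 0.0048]
eef_rot: [[0.262, -0.004, 0.965], [-0.965, 0.003, 0.262], [-0.004, -1.0, -0.004]]
ft_force: [1.0, -1.4, 0.0]
gripper_width: 0.0853
```

>>> move_arm(steps=[[[0, 0, 0, 0, 0, 0, 0], [0, 0, 0, 0, 0, 0, 0], [0, 0, 0, 0, 0, 0, 0], [0, 0, 0, 0, 0, 0, 0], [0, 0, 0, 0, 0, 0, 0]]], squeeze=40)

```text
time_s: 48.82
tcp_pos: [0.6062, 0.1753, 0.0079]
eef_rot: [[0.263, -0.0, 0.965], [-0.965, 0.004, 0.263], [-0.004, -1.0, 0.001]]
ft_force: [-1.9, -0.2, 6.5]
gripper_width: 0.0547
```

```bash
python3 - <<'E'
from h import *
shot("wrist","w32");go((.6066,.1753,.025),.264,0,depth=.019)
E
```

```text
w32 cam moved mm [-0.  0.  0.]
tcp [0.607 0.175 0.006] shares [0.002, 0.0, -0.009] [-0.003, -0.0, -0.001] w 0.0551 F [-0.4 -0.4  6. ] j [-0.42  0.79  0.07  1.96 -0.14  0.4  -1.54]
```

View pics/w32.png

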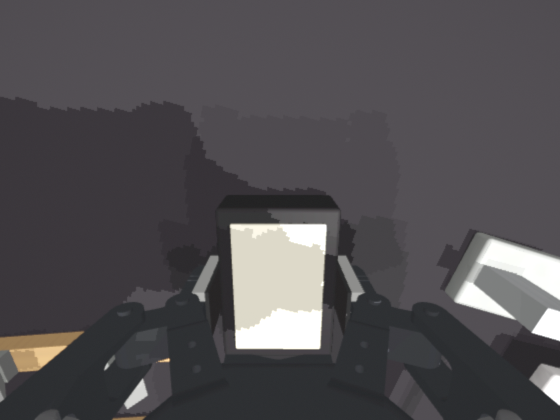

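>>> move_arm(steps=[[[0, 0, 0.05, 0, 0, 0, 0], [0, 0, 0.25, 0, 0, 0, 0], [0, 0, 0.5, 0, 0, 0, 0], [0, 0, 0.75, 0, 0, 0, 0], [0, 0, 1, 0, 0, 0, 0]]])

```text
time_s: 49.5
tcp_pos: [0.6054, 0.1748, 0.2091]
eef_rot: [[0.262, -0.001, 0.965], [-0.965, 0.004, 0.262], [-0.004, -1.0, -0.0]]
ft_force: [1.1, 1.0, -2.3]
gripper_width: 0.0548
```

```bash
python3 - <<'E'
from h import *
crop("w19",325,130,440,250,5)
go((.5025,-.355,.25),-.037,0,depth=.019)
E
```

```text
tcp [ 0.502 -0.355  0.231] shares [-0.514, -2.649, 0.11] [-0.003, -0.0, -0.193] w 0.0548 F [ 1.1  1.  -2.3] j [-0.46  0.51  0.14  1.85 -0.1   0.78 -1.57]
```

View pics/w19_c.png

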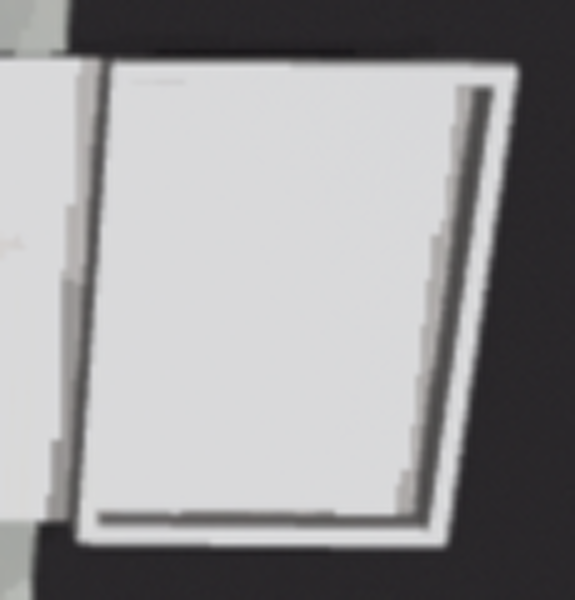

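```bash
python3 - <<'E'
from h import *
px=np.array([(105,60),(518,65),(447,545),(78,543)])/5+[325,130]
c,v=rays("w19",px)
for z in (.03,.04,.045):
    P=np.array([c+d*(z-c[2])/d[2] for d in v]); print(z,P.round(4).tolist(),P.mean(0).round(4),np.linalg.norm(P[0]-P[1]),np.linalg.norm(P[0]-P[3]))
E
```

```text
0.03 [[0.5601, -0.3219, 0.03], [0.5564, -0.4127, 0.03], [0.4426, -0.4091, 0.03], [0.4454, -0.3196, 0.03]] [ 0.5011 -0.3658  0.03  ] 0.09094157877200686 0.1147285997845038
0.04 [[0.5608, -0.3197, 0.04], [0.5571, -0.4079, 0.04], [0.4468, -0.4043, 0.04], [0.4495, -0.3175, 0.04]] [ 0.5036 -0.3624  0.04  ] 0.08820954272963306 0.11128196213058573
0.045 [[0.5611, -0.3187, 0.045], [0.5575, -0.4054, 0.045], [0.4489, -0.4019, 0.045], [0.4516, -0.3165, 0.045]] [ 0.5048 -0.3606  0.045 ] 0.08684352470844617 0.10955864330362668
```

>>> move_arm(steps=[[[-0.1, -0.2, 0.11, 0, 0, -0.04, 0], [-0.2, -0.4, 0.11, 0, 0, -0.08, 0], [-0.3, -0.65, 0.11, 0, 0, -0.12, 0], [-0.4, -0.85, 0.11, 0, 0, -0.16, 0], [-0.5, -1, 0.11, 0, 0, -0.19, 0]]])

```text
time_s: 50.12
tcp_pos: [0.5046, -0.0269, 0.2295]
eef_rot: [[-0.036, 0.0, 0.999], [-0.999, 0.004, -0.036], [-0.004, -1.0, 0.0]]
ft_force: [0.5, -0.8, -2.2]
gripper_width: 0.0552
```

>>> move_arm(steps=[[[0, -0.25, 0, 0, 0, 0, 0], [0, -0.5, 0, 0, 0, 0, 0], [0, -0.75, 0, 0, 0, 0, 0], [0, -0.95, 0, 0, 0, 0, 0], [0, -1, 0, 0, 0, 0, 0]]])

```text
time_s: 50.75
tcp_pos: [0.5049, -0.228, 0.2295]
eef_rot: [[-0.037, 0.0, 0.999], [-0.999, 0.003, -0.037], [-0.003, -1.0, 0.0]]
ft_force: [0.0, 1.5, -2.3]
gripper_width: 0.0551
```

```bash
python3 - <<'E'
from h import *
go((.5025,-.355,.12),-.037,0,depth=.019)
E
```

```text
tcp [ 0.502 -0.355  0.101] shares [-0.012, -0.635, -0.642] [-0.002, 0.0, 0.0] w 0.0551 F [ 0.   1.5 -2.3] j [ 0.14  0.41  0.26  2.01 -0.15  0.75 -1.12]
```

>>> move_arm(steps=[[[0, -0.2, 0, 0, 0, 0, 0], [0, -0.45, 0, 0, 0, 0, 0], [0, -0.66, -0.1, 0, 0, 0, 0], [0, -0.665, -0.35, 0, 0, 0, 0], [0, -0.665, -0.6, 0, 0, 0, 0]]])

```text
time_s: 51.38
tcp_pos: [0.5061, -0.3576, 0.1083]
eef_rot: [[-0.033, 0.001, 0.999], [-0.999, 0.004, -0.033], [-0.004, -1.0, 0.001]]
ft_force: [1.0, -0.9, -3.1]
gripper_width: 0.0556
```

>>> move_arm(steps=[[[0, 0, 0, 0, 0, 0, 0], [0, 0, 0, 0, 0, 0, 0], [0, 0, 0, 0, 0, 0, 0]]])

```text
time_s: 51.75
tcp_pos: [0.507, -0.3584, 0.1114]
eef_rot: [[-0.032, 0.003, 0.999], [-0.999, 0.002, -0.032], [-0.003, -1.0, 0.003]]
ft_force: [-0.4, -0.4, -1.8]
gripper_width: 0.0551
```

```bash
python3 - <<'E'
from h import *
shot("wrist","w33");go((.504,-.361,.045),-.037,0,depth=.019)
E
```

```text
w33 cam moved mm [ 0.11 -0.03  0.17]
tcp [ 0.504 -0.361  0.026] shares [-0.015, -0.013, -0.426] [-0.002, 0.002, -0.003] w 0.0548 F [ 0.3  0.7 -2.4] j [ 0.39  0.63  0.2   1.95 -0.23  0.58 -0.86]
```

View pics/w33.png

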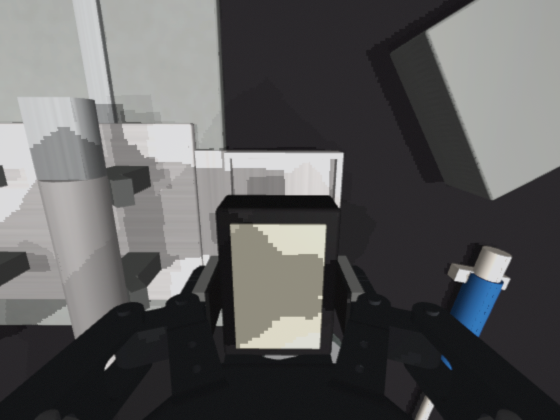

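>>> move_arm(steps=[[[-0.01, -0.01, -0.1, 0, 0, 0, 0], [-0.015, -0.013, -0.2, 0, 0, 0, 0], [-0.015, -0.013, -0.28, 0, 0, 0, 0], [-0.015, -0.013, -0.32, 0, 0, 0, 0], [-0.015, -0.013, -0.32, 0, 0, 0, 0]]])

```text
time_s: 52.42
tcp_pos: [0.5029, -0.3605, 0.0449]
eef_rot: [[-0.033, -0.0, 0.999], [-0.999, 0.004, -0.033], [-0.004, -1.0, -0.0]]
ft_force: [0.2, 0.2, -1.8]
gripper_width: 0.0555
```

>>> move_arm(steps=[[[0, 0, -0.015, 0, 0, 0, 0], [0, 0, -0.03, 0, 0, 0, 0], [0, 0, -0.03, 0, 0, 0, 0]]])

```text
time_s: 52.8
tcp_pos: [0.5029, -0.3605, 0.0391]
eef_rot: [[-0.033, 0.0, 0.999], [-0.999, 0.004, -0.033], [-0.004, -1.0, -0.0]]
ft_force: [-0.5, -0.5, -3.0]
gripper_width: 0.0551
```

```bash
python3 - <<'E'
from h import *
shot("wrist","w34");go((.504,-.361,.045),-.037,0,depth=.019)
E
```

```text
w34 cam moved mm [-0.01  0.03 -0.08]
tcp [ 0.504 -0.361  0.026] shares [0.005, -0.002, -0.066] [-0.003, 0.0, -0.003] w 0.0549 F [-0.2  0.5 -2.9] j [ 0.43  0.74  0.16  1.99 -0.25  0.44 -0.83]
```

View pics/w34.png

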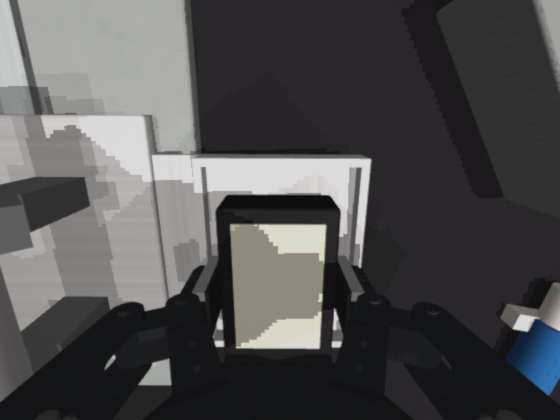

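>>> move_arm(steps=[[[0, 0, -0.01, 0, 0, 0, 0], [0, 0, -0.02, 0, 0, 0, 0], [0, 0, -0.02, 0, 0, 0, 0]]])

```text
time_s: 53.22
tcp_pos: [0.5044, -0.3608, 0.0378]
eef_rot: [[-0.033, 0.004, 0.999], [-0.999, 0.003, -0.033], [-0.004, -1.0, 0.004]]
ft_force: [-1.5, 3.4, 24.2]
gripper_width: 0.0549
```

Contact at the expected height. Release and rise.

>>> move_arm(steps=[[[0, 0, 0.015, 0, 0, 0, 0], [0, 0, 0.015, 0, 0, 0, 0.8], [0, 0, 0.015, 0, 0, 0, 0.9], [0, 0, 0.015, 0, 0, 0, 0.9], [0, 0, 0.015, 0, 0, 0, 0.9]]])

```text
time_s: 53.85
tcp_pos: [0.5028, -0.3606, 0.0379]
eef_rot: [[-0.033, -0.0, 0.999], [-0.999, 0.004, -0.033], [-0.004, -1.0, -0.0]]
ft_force: [0.8, 0.1, -0.5]
gripper_width: 0.0766
```

>>> move_arm(steps=[[[0, 0, 0.1, 0, 0, 0, 0.9], [0, 0, 0.3, 0, 0, 0, 0.9], [0, 0, 0.6, 0, 0, 0, 0.9], [0, 0, 0.9, 0, 0, 0, 0.9], [0, 0, 1, 0, 0, 0, 0.9]]])

```text
time_s: 54.48
tcp_pos: [0.5037, -0.3616, 0.2437]
eef_rot: [[-0.033, 0.006, 0.999], [-0.999, 0.001, -0.033], [-0.001, -1.0, 0.006]]
ft_force: [-0.3, -0.5, -0.5]
gripper_width: 0.0769
```

>>> move_arm(steps=[[[0, 0.3, 0.2, 0, 0, 0, 0.9], [0, 0.6, 0.4, 0, 0, 0, 0.9], [0, 0.85, 0.4, 0, 0, 0, 0.9], [0, 0.85, 0.4, 0, 0, 0, 0.5], [0, 0.85, 0.4, 0, 0, 0, 0.5]]])

```text
time_s: 55.1
tcp_pos: [0.5027, -0.1906, 0.3192]
eef_rot: [[-0.032, 0.001, 0.999], [-0.999, 0.004, -0.032], [-0.004, -1.0, 0.001]]
ft_force: [-0.7, -0.8, -0.5]
gripper_width: 0.0429
```

>>> move_arm(steps=[[[0, 0, 0, 0, 0, 0, 0.5], [0, 0, 0, 0, 0, 0, 0.5], [0, 0, 0, 0, 0, 0, 0.5], [0, 0, 0, 0, 0, 0, 0.5]]])

```text
time_s: 55.6
tcp_pos: [0.5028, -0.191, 0.3179]
eef_rot: [[-0.034, -0.0, 0.999], [-0.999, 0.004, -0.034], [-0.004, -1.0, -0.001]]
ft_force: [0.1, 0.7, 0.5]
gripper_width: 0.0425
```

```bash
python3 - <<'E'
from h import *
shot("wrist","w35");print(bot.state()["tcp_pos"])
print([(np.round(d["position"],3).tolist(),round(d["score"],2)) for d in bot.boxes_of("wrist","tile")][:6])
E
```

```text
w35 cam moved mm [-0.02 -0.14 -0.05]
[ 0.50281065 -0.19086737  0.31792893]
[([0.503, -0.358, 0.062], 0.63), ([0.52, -0.139, 0.031], 0.58), ([0.552, 0.065, 0.068], 0.22)]
```

View pics/w35.png

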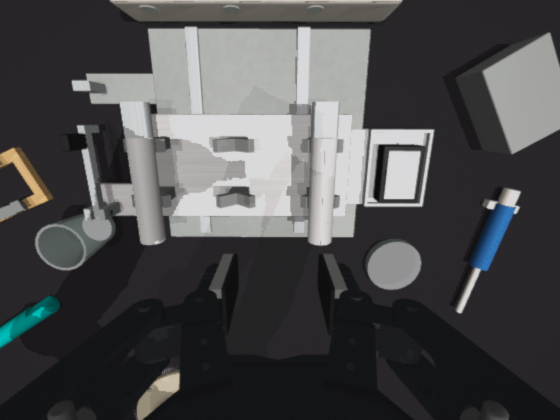

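```bash
python3 - <<'E'
from h import *
overlay("w29",(.5144,-.0206,-.037,0),.095,"o29",(230,90,330,300),3)
overlay("w35",(.506,-.2445,-.037,0),.095,"o35",(280,90,370,255),4)
a=cv2.imread("pics/o29.png");b=cv2.imread("pics/o35.png");h=max(a.shape[0],b.shape[0])
c=np.zeros((h,a.shape[1]+b.shape[1],3),np.uint8);c[:a.shape[0],:a.shape[1]]=a;c[:b.shape[0],a.shape[1]:]=b
cv2.imwrite("pics/oo.png",c[:600,:800])
E
```

```text
(no output)
```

View pics/oo.png

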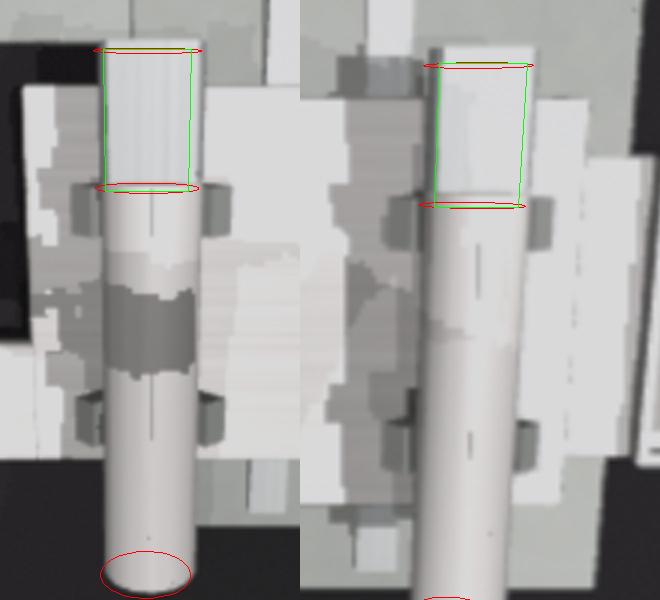

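```bash
python3 - <<'E'
from h import *
for tag,p,x0 in (("w29",(.5144,-.0206),(230,90,3)),("w35",(.506,-.2445),(280,90,4))):
    a=np.array([np.cos(-.037),np.sin(-.037),0]);l=np.array([-a[1],a[0],0]);b=np.array([*p,0])
    f=x0[2]
    for n,q in {"sup+44":(.044,-.023,.094),"sup+28":(.028,-.023,.094),"sup-28":(-.028,-.023,.094),"sup-44":(-.044,-.023,.094),"step":(.05,0,.105),"front flat":(.09,0,.105),"tail low":(-.085,0,.087)}.items():
        w=b+q[0]*a+q[1]*l+np.array([0,0,q[2]]); print(tag,n,((pj(tag,w)[0]-x0[:2]+.5)*f).round(0))
E
```

```text
w29 sup+44 [221. 207.]
w29 sup+28 [219. 258.]
w29 sup-28 [214. 423.]
w29 sup-44 [213. 467.]
w29 step [147. 191.]
w29 front flat [148.  49.]
w29 tail low [146. 562.]
w35 sup+44 [245. 226.]
w35 sup+28 [242. 278.]
w35 sup-28 [231. 452.]
w35 sup-44 [228. 499.]
w35 step [177. 207.]
w35 front flat [183.  64.]
w35 tail low [150. 606.]
```

```bash
python3 - <<'E'
from h import *
crop("w35",285,90,365,260,3.5)
import shutil; a=cv2.imread("pics/w35_c.png"); crop("w35",70,90,260,260,2.7); b=cv2.imread("pics/w35_c.png")
im=cv2.imread("pics/w35.png")
x=cv2.resize(im[90:260,285:360],None,fx=3.5,fy=3.5,interpolation=cv2.INTER_CUBIC);y=cv2.resize(im[90:260,110:250],None,fx=3.5,fy=3.5,interpolation=cv2.INTER_CUBIC)
cv2.imwrite("pics/w35_j.png",np.hstack([y,x]))
E
```

```text
(no output)
```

View pics/w35_j.png

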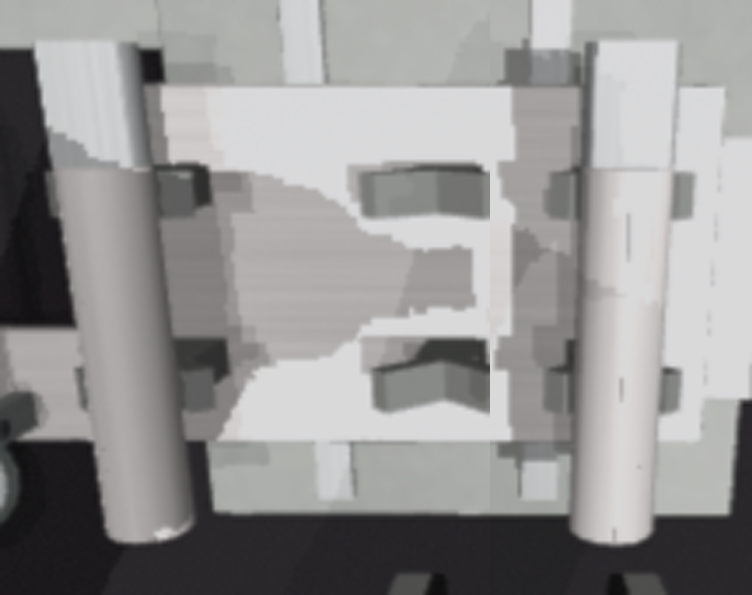

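```bash
python3 - <<'E'
from h import *
# carriage fit from supports w35: (px from joined crop; right panel offset x: 285-140, i.e. u=285+(x-490)/3.5 ; left panel u=110+x/3.5
L=lambda x,y:(110+x/3.5-.5,90+y/3.5-.5)
R=lambda x,y:(285+(x-490)/3.5-.5,90+y/3.5-.5)
# right rim outer corners (y=-25) : rest3: +44 (694,172), +28 (692,217), -28 (681,370), -44(679,412); rest2 left rim corners y=+25: +44(362,172) +28(366,218) -28(373,372)? -44(377,412)
obs=[(R(694,172),(.044,-.249)),(R(692,217),(.028,-.249)),(R(681,370),(-.028,-.249)),(R(679,412),(-.044,-.249)),
(L(360,173),(.044,-.087)),(L(366,218),(.028,-.087)),(L(372,372),(-.028,-.087)),(L(378,412),(-.044,-.087)),
(L(207,214),(.028,-.025)),(L(214,412),(-.044,-.025))]
px=np.array([o[0] for o in obs]);m=np.array([o[1] for o in obs])
def pts(p,z=.094): c,s=np.cos(p[2]),np.sin(p[2]);return np.c_[p[0]+c*m[:,0]-s*m[:,1],p[1]+s*m[:,0]+c*m[:,1],np.full(len(m),z)]
r=least_squares(lambda p:(pj("w35",pts(p))-px).ravel(),[.514,-.02,-.037],loss="soft_l1");print(r.x.round(4),(pj("w35",pts(r.x))-px).round(1).tolist())
p=r.x
for j in range(3): print("slot",j+1,p[0]+np.sin(p[2])*.112*j,p[1]-np.cos(p[2])*.112*j)
t1=90+543/3.5-.5; t2=t1
fitbar2("w35",[R(583,100),R(572,500),R(677,100),R(655,500)],[R(584,170),R(671,169)][::-1],.05,[.506,-.2445,-.037],f=1.,tail=t1)
fitbar2("w35",[L(38,60),L(103,500),L(146,100),L(190,500)],[L(62,168),L(152,168)][::-1],.05,[.514,-.0205,-.037],f=1.,tail=t2)
E
```

```text
[ 0.5225 -0.0235 -0.0339] [[2.2, -0.4], [1.9, 0.1], [2.1, 0.5], [1.9, 0.4], [-0.3, -0.7], [-1.2, -0.2], [-0.0, -0.2], [-1.0, 0.3], [-5.8, 0.9], [-1.4, 0.2]]
slot 1 0.5225365938330337 -0.023516965182186707
slot 2 0.5187457770921783 -0.13545279371102392
slot 3 0.5149549603513227 -0.24738862223986116
fit [ 0.5102 -0.2462 -0.0299  0.1313] roll deg 7.5 cost 3.47 [-0.3 -0.4 -0.2 -0.4  1.7  0.1 -1.7  0.4  0.6]
fit [ 0.518  -0.0218 -0.0418 -0.5022] roll deg -28.8 cost 3.01 [-0.  -1.1 -0.3 -1.   1.5  0.2 -1.2 -0.1  0.1]
```

>>> move_arm(steps=[[[0.03, 0.3, 0, 0, 0, 0, 0.5], [0.06, 0.6, 0, 0, 0, 0, 0.5], [0.1, 0.9, -0.1, 0, 0, 0, 0.5], [0.14, 1, -0.3, 0, 0, 0, 0.5], [0.14, 1, -0.5, 0, 0, 0, 0.5]]])

```text
time_s: 56.32
tcp_pos: [0.5317, 0.0122, 0.2172]
eef_rot: [[-0.029, 0.001, 1.0], [-1.0, 0.005, -0.029], [-0.005, -1.0, 0.001]]
ft_force: [1.3, -0.6, 0.2]
gripper_width: 0.0425
```

>>> move_arm(steps=[[[0, 0.28, 0, 0, 0, 0, 0.5], [0, 0.28, 0, 0, 0, 0, 0.5], [0, 0.28, 0, 0, 0, 0, 0.5], [0, 0.28, 0, 0, 0, 0, 0.5], [0, 0.28, 0, 0, 0, 0, 0.5]]])

```text
time_s: 56.95
tcp_pos: [0.531, 0.0645, 0.2184]
eef_rot: [[-0.034, 0.001, 0.999], [-0.999, 0.004, -0.034], [-0.004, -1.0, 0.0]]
ft_force: [-0.9, 0.5, -0.2]
gripper_width: 0.0428
```

```bash
python3 - <<'E'
from h import *
shot("wrist","w36");print(bot.state()["tcp_pos"]); crop("w36",200,60,360,240,3.3)
print([(np.round(d["position"],3).tolist(),round(d["score"],2),proj("wrist",d["position"]).astype(int).tolist()) for d in bot.boxes_of("wrist","latch_tab")][:6])
E
```

```text
w36 cam moved mm [ 0.01 -0.16  0.04]
[0.53093431 0.0646232  0.21832274]
[([0.531, 0.07, 0.066], 0.56, [273, 199])]
```

View pics/w36.png

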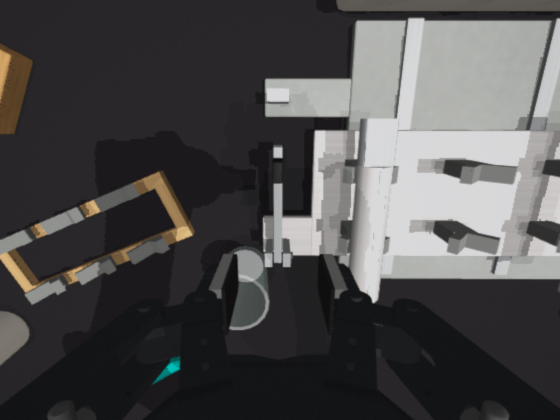

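View pics/w36_c.png

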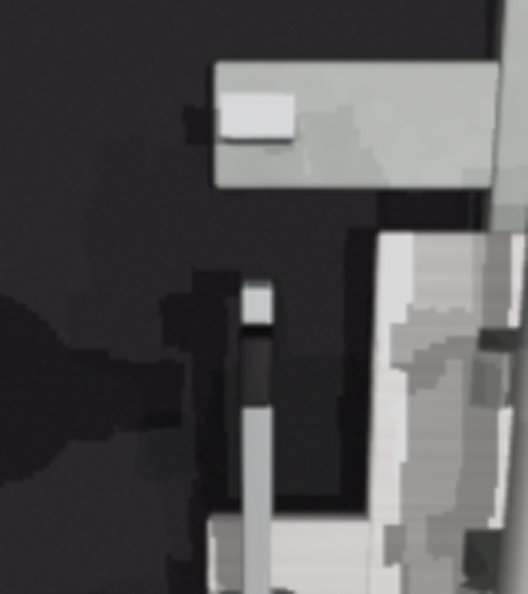

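```bash
python3 - <<'E'
from h import *
crop("w35",50,115,130,240,5)
E
```

```text
(no output)
```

View pics/w35_c.png

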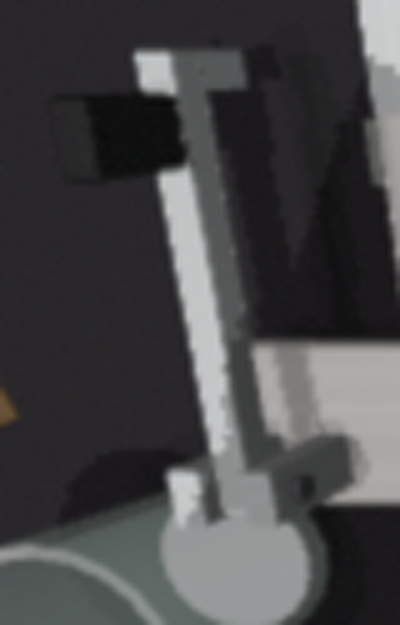

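```bash
cat >> h.py <<'E'
def tri(a,b):
    A=[];B=[]
    for tag,p in (a,b):
        c,v=rays(tag,[p]); M=np.eye(3)-np.outer(v[0],v[0]); A.append(M);B.append(M@c)
    X=np.linalg.solve(sum(A),sum(B)); return X, pj(a[0],X)[0]-a[1], pj(b[0],X)[0]-b[1]
E
python3 - <<'E'
from h import *
f=lambda x,y:(50+x/5-.4,115+y/5-.4); g=lambda x,y:(200+x/3.3-.35,60+y/3.3-.35)
for n,a,b in [("tab top",(74,140),(257.5,372)),("tip",(155,51),(257.5,285)),("tab top front",(72,100),(257.5,338)),("tab top rear",(78,180),(257.5,407))]:
    X,e1,e2=tri(("w35",f(*a)),("w36",g(*b)));print(n,X.round(4),e1.round(1),e2.round(1))
E
```

```text
tab top [0.565  0.0638 0.1024] [ 0.  -0.1] [-0.   0.2]
tip [0.5852 0.0633 0.0661] [-0.  -0.2] [-0.   0.2]
tab top front [0.574  0.0635 0.1004] [-0.  0.] [ 0. -0.]
tab top rear [0.5557 0.0641 0.1039] [ 0.  -0.1] [-0.   0.2]
```

>>> move_arm(steps=[[[0.1, 0, -0.1, 0, 0, 0, 0.5], [0.17, -0.005, -0.25, 0, 0, 0, 0.5], [0.17, -0.005, -0.4, 0, 0, 0, 0.5], [0.17, -0.005, -0.5, 0, 0, 0, 0.5], [0.17, -0.005, -0.5, 0, 0, 0, 0.5]]])

```text
time_s: 57.68
tcp_pos: [0.5641, 0.064, 0.1169]
eef_rot: [[-0.033, -0.003, 0.999], [-0.999, 0.004, -0.033], [-0.003, -1.0, -0.003]]
ft_force: [0.2, 0.4, 0.3]
gripper_width: 0.0428
```

>>> move_arm(steps=[[[0, 0, 0, 0, 0, 0, 0.5], [0, 0, 0, 0, 0, 0, 0.5]]])

```text
time_s: 57.92
tcp_pos: [0.5654, 0.0645, 0.1191]
eef_rot: [[-0.033, 0.002, 0.999], [-0.999, 0.005, -0.033], [-0.005, -1.0, 0.002]]
ft_force: [0.1, 0.3, -0.6]
gripper_width: 0.0426
```

```bash
python3 - <<'E'
from h import *
shot("wrist","w37");go((.565,.0637,.091),-.034,0,depth=.019)
E
```

```text
w37 cam moved mm [ 0.06 -0.05  0.07]
tcp [0.565 0.064 0.072] shares [-0.002, -0.004, -0.235] [-0.003, 0.001, -0.001] w 0.0427 F [ 0.4 -1.  -0.1] j [-0.3   0.57  0.13  2.06 -0.15  0.51 -1.66]
```

View pics/w37.png

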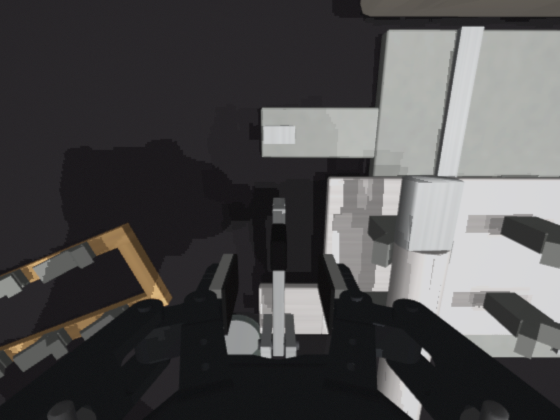

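>>> move_arm(steps=[[[0, 0, -0.08, 0, 0, 0, 0.5], [0, -0.004, -0.16, 0, 0, 0, 0.5], [0, -0.004, -0.22, 0, 0, 0, 0.5], [0, -0.004, -0.22, 0, 0, 0, 0.5], [0, -0.004, -0.22, 0, 0, 0, 0.5]]])

```text
time_s: 58.6
tcp_pos: [0.5649, 0.0635, 0.074]
eef_rot: [[-0.033, -0.0, 0.999], [-0.999, 0.004, -0.033], [-0.004, -1.0, -0.0]]
ft_force: [-0.1, -0.7, 0.4]
gripper_width: 0.0429
```

>>> move_arm(steps=[[[0, 0, 0, 0, 0, 0, 0], [0, 0, 0, 0, 0, 0, 0], [0, 0, 0, 0, 0, 0, 0], [0, 0, 0, 0, 0, 0, 0], [0, 0, 0, 0, 0, 0, 0]]], squeeze=40)

```text
time_s: 59.22
tcp_pos: [0.5651, 0.0642, 0.0745]
eef_rot: [[-0.032, 0.001, 0.999], [-0.999, 0.005, -0.032], [-0.005, -1.0, 0.001]]
ft_force: [-0.4, 3.4, 6.0]
gripper_width: 0.0094
```

```bash
python3 - <<'E'
from h import *
s=bot.state(); print(s["tcp_pos"],s["gripper_width"],s["ft_force"]); shot("wrist","w38")
# arc
t=np.array(s["tcp_pos"]); piv=np.array([t[0]-.1,0,.060]); r=np.array([.1,0,t[2]-.060])
for th in (.06,.12,.18,.24,.28):
    c,sn=np.cos(th),np.sin(th); q=np.array([c*r[0]-sn*r[2],0,sn*r[0]+c*r[2]])-r
    print(th,(q/.2).round(3),"ay",-round(th/(np.pi/2),3))
E
```

```text
[0.56512652 0.06419416 0.07447898] 0.009352892785419368 [-0.3639458   3.38050824  5.95308174]
w38 cam moved mm [-0.  0.  0.]
0.06 [-0.005  0.     0.03 ] ay -0.038
0.12 [-0.012  0.     0.059] ay -0.076
0.18 [-0.021  0.     0.088] ay -0.115
0.24 [-0.032  0.     0.117] ay -0.153
0.28 [-0.039  0.     0.135] ay -0.178
```

View pics/w38.png

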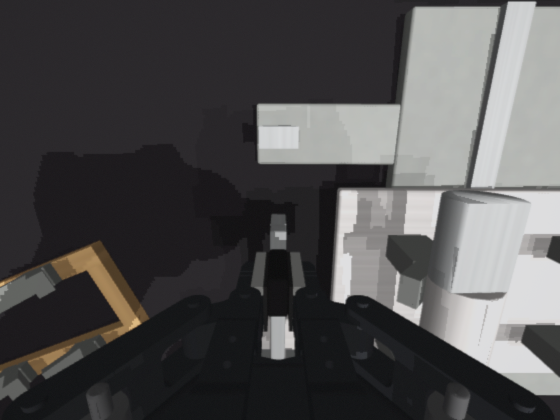

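>>> move_arm(steps=[[[-0.005, 0, 0.03, 0, -0.038, 0, 0], [-0.012, 0, 0.06, 0, -0.076, 0, 0], [-0.02, 0, 0.09, 0, -0.115, 0, 0], [-0.032, 0, 0.117, 0, -0.153, 0, 0], [-0.039, 0, 0.135, 0, -0.178, 0, 0]]])

```text
time_s: 59.9
tcp_pos: [0.556, 0.0647, 0.1017]
eef_rot: [[-0.03, 0.238, 0.971], [-0.999, 0.006, -0.032], [-0.013, -0.971, 0.237]]
ft_force: [-3.9, 1.6, -8.7]
gripper_width: 0.0096
```

>>> move_arm(steps=[[[0, 0, 0, 0, 0, 0, 0], [0, 0, 0, 0, 0, 0, 0]]])

```text
time_s: 60.15
tcp_pos: [0.5577, 0.0647, 0.1016]
eef_rot: [[-0.03, 0.239, 0.971], [-0.999, 0.005, -0.032], [-0.012, -0.971, 0.239]]
ft_force: [-1.9, 1.9, -6.4]
gripper_width: 0.0089
```

```bash
python3 - <<'E'
from h import *
s=bot.state(); print(s["tcp_pos"],s["gripper_width"],s["ft_force"]); shot("wrist","w39"); bot.camera("scene")
cv2.imwrite("pics/s39.png",cv2.resize(bot.camera("scene")[200:320,150:330],None,fx=4,fy=4,interpolation=cv2.INTER_CUBIC))
E
```

```text
[0.55773145 0.06465384 0.10161903] 0.008895156025445453 [-1.94740033  1.86147066 -6.37522675]
w39 cam moved mm [-0.24  0.04 -0.14]
```

View pics/w39.png

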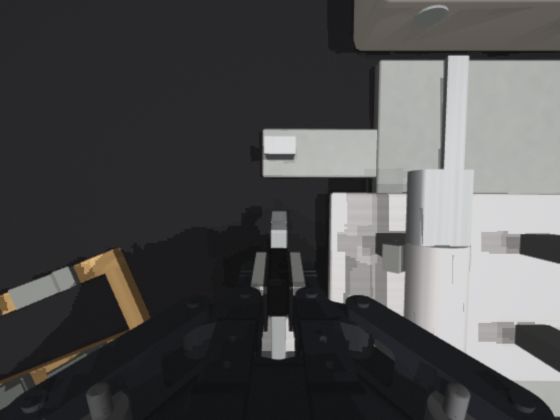

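View pics/s39.png

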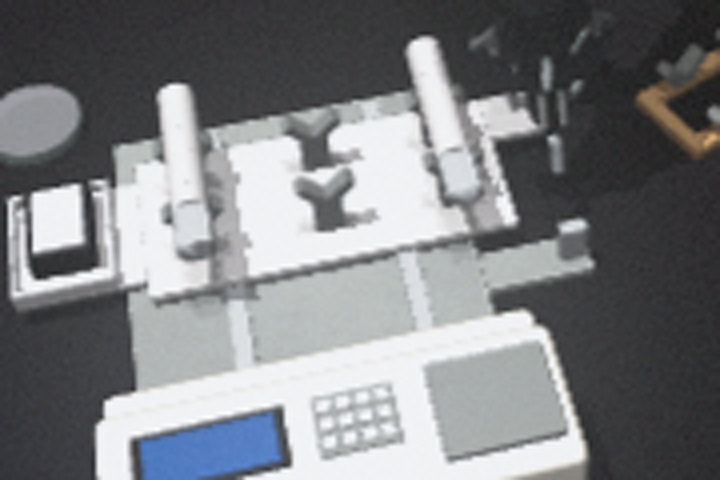

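>>> move_arm(steps=[[[0.02, 0, 0, 0, 0, 0, 0], [0.05, -0.002, 0, 0, 0, 0, 0], [0.09, -0.003, 0, 0, 0, 0, 0], [0.13, -0.004, 0, 0, 0, 0, 0], [0.16, -0.005, 0, 0, 0, 0, 0]]])

```text
time_s: 60.92
tcp_pos: [0.5916, 0.0635, 0.1024]
eef_rot: [[-0.031, 0.242, 0.97], [-0.999, 0.005, -0.033], [-0.013, -0.97, 0.242]]
ft_force: [-3.6, 0.2, -7.3]
gripper_width: 0.0091
```

```bash
python3 - <<'E'
from h import *
s=bot.state(); print(s["tcp_pos"],s["gripper_width"],s["ft_force"]); shot("wrist","w40")
cv2.imwrite("pics/s40.png",cv2.resize(bot.camera("scene")[200:320,150:330],None,fx=4,fy=4,interpolation=cv2.INTER_CUBIC))
E
```

```text
[0.59157539 0.06350223 0.10241571] 0.009066002249142283 [-3.586555    0.17749099 -7.29775251]
w40 cam moved mm [-0.86  0.02 -0.32]
```

View pics/w40.png

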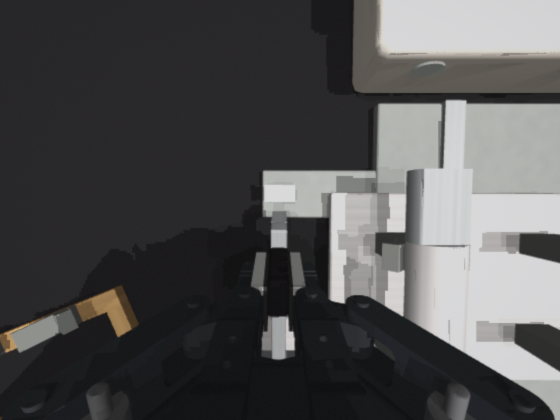

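View pics/s40.png

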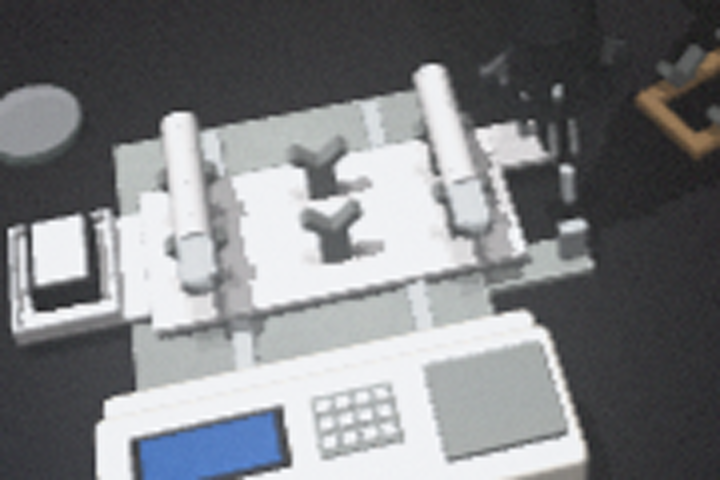

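>>> move_arm(steps=[[[0.02, 0, 0, 0, 0, 0, 0], [0.04, -0.001, 0, 0, 0, 0, 0], [0.06, -0.002, 0, 0, 0, 0, 0], [0.08, -0.003, 0, 0, 0, 0, 0], [0.1, -0.003, 0, 0, 0, 0, 0]]])

```text
time_s: 61.65
tcp_pos: [0.6108, 0.0629, 0.1023]
eef_rot: [[-0.031, 0.241, 0.97], [-0.999, 0.005, -0.033], [-0.013, -0.97, 0.241]]
ft_force: [-3.9, -2.4, -7.5]
gripper_width: 0.0093
```

>>> move_arm(steps=[[[0.02, 0, 0, 0, 0, 0, 0], [0.04, -0.001, 0, 0, 0, 0, 0], [0.06, -0.002, 0, 0, 0, 0, 0]]])

```text
time_s: 62.02
tcp_pos: [0.6228, 0.0625, 0.1023]
eef_rot: [[-0.031, 0.241, 0.97], [-0.999, 0.005, -0.033], [-0.013, -0.97, 0.241]]
ft_force: [-4.4, -2.8, -6.3]
gripper_width: 0.0096
```

```bash
python3 - <<'E'
from h import *
s=bot.state(); print(s["tcp_pos"],s["gripper_width"],s["ft_force"]); shot("wrist","w41")
E
```

```text
[0.6228113  0.06251133 0.10228059] 0.009556201641434094 [-4.42235637 -2.82807251 -6.27056967]
w41 cam moved mm [-0.69  0.01 -0.24]
```

View pics/w41.png

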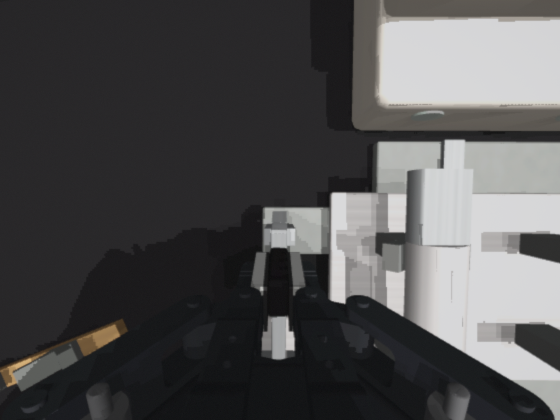

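Tooth is over the striker; carry on to the end stop in small steps.

>>> move_arm(steps=[[[0.02, 0, 0, 0, 0, 0, 0], [0.04, -0.001, 0, 0, 0, 0, 0], [0.06, -0.002, 0, 0, 0, 0, 0]]])

```text
time_s: 62.45
tcp_pos: [0.6274, 0.0624, 0.0993]
eef_rot: [[-0.03, 0.227, 0.973], [-0.999, 0.007, -0.032], [-0.014, -0.974, 0.227]]
ft_force: [-21.7, -4.5, -10.6]
gripper_width: 0.0091
```

>>> move_arm(steps=[[[0.02, 0, 0, 0, 0, 0, 0], [0.04, -0.001, 0, 0, 0, 0, 0]]])

```text
time_s: 62.7
tcp_pos: [0.6296, 0.0624, 0.0966]
eef_rot: [[-0.029, 0.216, 0.976], [-0.999, 0.007, -0.032], [-0.014, -0.976, 0.216]]
ft_force: [-30.1, -5.1, -15.4]
gripper_width: 0.009
```

>>> move_arm(steps=[[[0.015, 0, 0, 0, 0, 0, 0], [0.03, -0.001, 0, 0, 0, 0, 0]]])

```text
time_s: 62.95
tcp_pos: [0.6313, 0.0624, 0.0946]
eef_rot: [[-0.029, 0.208, 0.978], [-0.999, 0.008, -0.031], [-0.014, -0.978, 0.208]]
ft_force: [-40.8, -4.9, -18.4]
gripper_width: 0.009
```

```bash
python3 - <<'E'
from h import *
s=bot.state(); print(s["tcp_pos"],s["gripper_width"],s["ft_force"]); shot("wrist","w42"); crop("w42",200,150,360,330,3.3)
for n,b in (("scene",(200,330,150,330)),("side",(170,320,230,430))):
    cv2.imwrite(f"pics/{n}42.png",cv2.resize(bot.camera(n)[b[0]:b[1],b[2]:b[3]],None,fx=4,fy=4,interpolation=cv2.INTER_CUBIC))
E
```

```text
[0.63127716 0.06236407 0.094577  ] 0.009024391548107517 [-40.79254056  -4.85156799 -18.42987454]
w42 cam moved mm [-0.07 -0.    0.16]
```

View pics/w42.png

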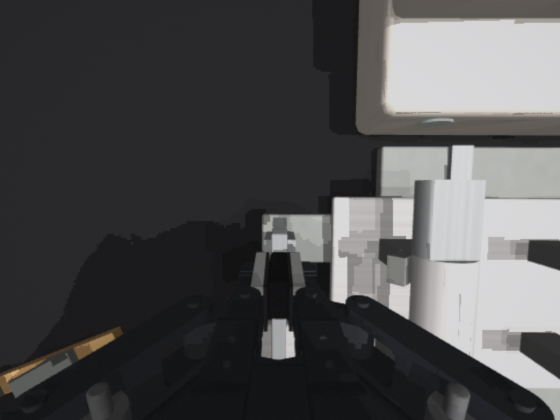

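View pics/scene42.png

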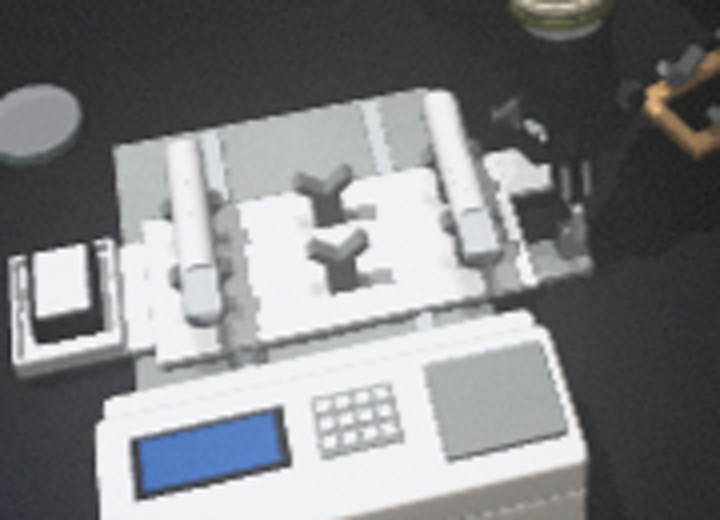

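View pics/side42.png

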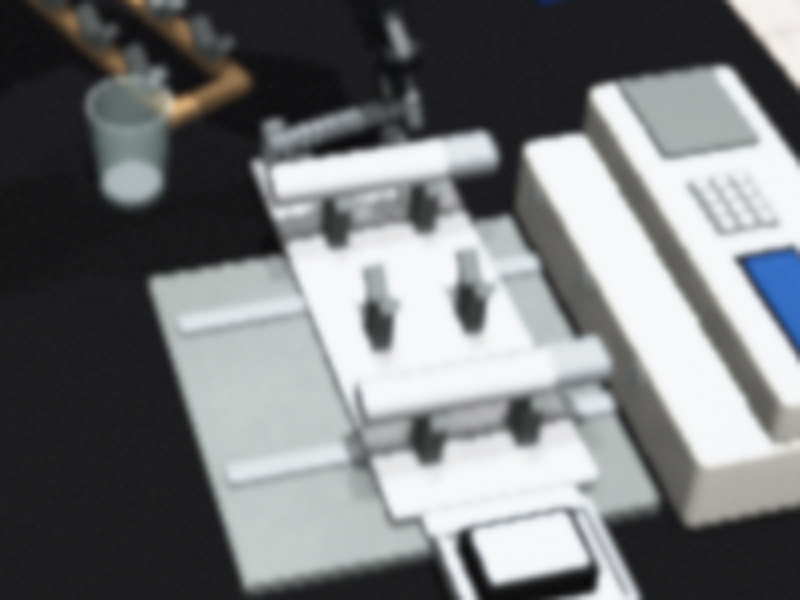

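>>> move_arm(steps=[[[-0.02, 0, -0.03, 0, 0.035, 0, 0], [-0.035, 0, -0.06, 0, 0.07, 0, 0], [-0.045, 0, -0.09, 0, 0.11, 0, 0], [-0.055, 0, -0.115, 0, 0.14, 0, 0], [-0.055, 0, -0.12, 0, 0.145, 0, 0]]])

```text
time_s: 63.72
tcp_pos: [0.6349, 0.0619, 0.0768]
eef_rot: [[-0.032, 0.009, 0.999], [-0.999, 0.005, -0.032], [-0.005, -1.0, 0.009]]
ft_force: [-9.3, -3.1, -5.9]
gripper_width: 0.0093
```

```bash
python3 - <<'E'
from h import *
s=bot.state(); print(s["tcp_pos"],s["gripper_width"],s["ft_force"]); shot("wrist","w43")
E
```

```text
[0.63491751 0.06193743 0.07679269] 0.009310748957689694 [-9.32083946 -3.05089269 -5.86116992]
w43 cam moved mm [ 0.02  0.01 -0.05]
```

View pics/w43.png

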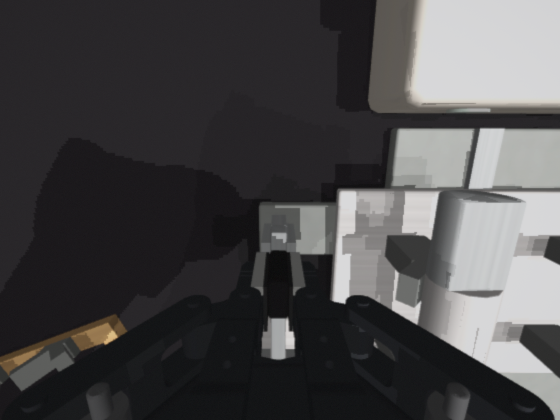

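>>> move_arm(steps=[[[0, 0, -0.01, 0, 0, 0, 0], [0, 0, -0.01, 0, 0, 0, 0.3], [0, 0, -0.01, 0, 0, 0, 0.5], [0, 0, -0.01, 0, 0, 0, 0.5], [0, 0, -0.01, 0, 0, 0, 0.5]]])

```text
time_s: 64.4
tcp_pos: [0.638, 0.0622, 0.0766]
eef_rot: [[-0.032, 0.017, 0.999], [-0.999, 0.006, -0.033], [-0.006, -1.0, 0.017]]
ft_force: [0.4, -0.7, 0.0]
gripper_width: 0.0431
```

>>> move_arm(steps=[[[0, 0, 0.1, 0, 0, 0, 0.5], [0, 0, 0.3, 0, 0, 0, 0.5], [0, 0, 0.5, 0, 0, 0, 0.5], [-0.1, 0, 0.75, 0, 0, 0, 0.5], [-0.2, -0.1, 0.8, 0, 0, 0, 0.5]]])

```text
time_s: 65.03
tcp_pos: [0.5987, 0.0428, 0.2405]
eef_rot: [[-0.031, 0.021, 0.999], [-1.0, 0.007, -0.031], [-0.008, -1.0, 0.021]]
ft_force: [0.0, -0.3, -0.7]
gripper_width: 0.0427
```

>>> move_arm(steps=[[[0, 0, 0, 0, 0, 0, 0.5], [0, 0, 0, 0, 0, 0, 0.5], [0, 0, 0, 0, 0, 0, 0.5], [0, 0, 0, 0, 0, 0, 0.5]]])

```text
time_s: 65.53
tcp_pos: [0.5977, 0.0423, 0.2357]
eef_rot: [[-0.032, 0.015, 0.999], [-0.999, 0.005, -0.032], [-0.005, -1.0, 0.015]]
ft_force: [-0.0, -0.4, -0.2]
gripper_width: 0.0425
```

```bash
python3 - <<'E'
from h import *
s=bot.state(); print(s["tcp_pos"],s["gripper_width"],s["ft_force"]); shot("wrist","w44"); crop("w44",220,80,340,260,3.3)
E
```

```text
[0.59771639 0.04229931 0.23573404] 0.042481278750957197 [-0.00530012 -0.35238626 -0.18816135]
w44 cam moved mm [ 0.05  0.12 -0.03]
```

View pics/w44.png

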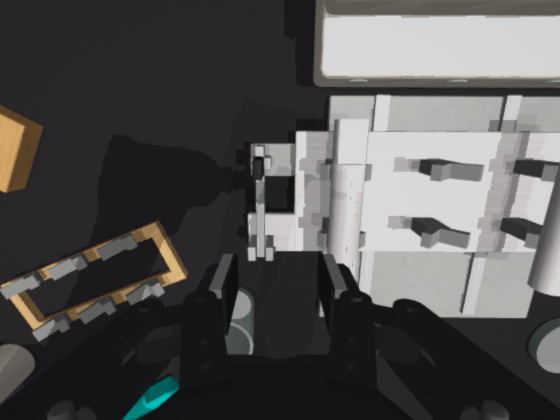

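View pics/w44_c.png

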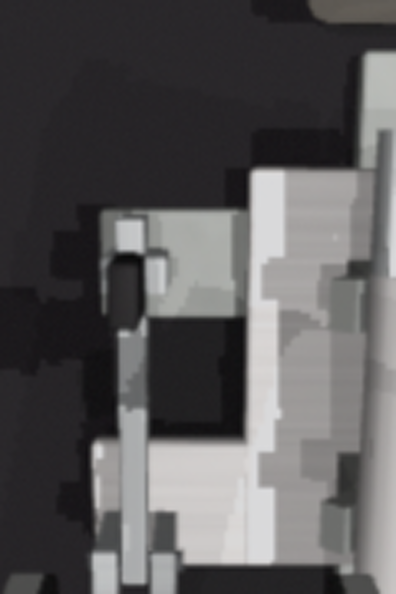

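>>> move_arm(steps=[[[0, -0.25, 0.1, 0, 0, 0, 0.5], [0, -0.5, 0.2, 0, 0, 0, 0.5], [0, -0.75, 0.3, 0, 0, 0, 0.5], [0, -0.9, 0.4, 0, 0, 0, 0.5], [0, -0.9, 0.4, 0, 0, 0, 0.5]]])

```text
time_s: 66.2
tcp_pos: [0.5977, -0.1415, 0.3177]
eef_rot: [[-0.037, 0.018, 0.999], [-0.999, 0.004, -0.037], [-0.005, -1.0, 0.018]]
ft_force: [-0.6, 1.0, -0.9]
gripper_width: 0.0429
```

>>> move_arm(steps=[[[0, 0, 0, 0, 0, 0, 0.5], [0, 0, 0, 0, 0, 0, 0.5], [0, 0, 0, 0, 0, 0, 0.5], [0, 0, 0, 0, 0, 0, 0.5]]])

```text
time_s: 66.7
tcp_pos: [0.5976, -0.1374, 0.316]
eef_rot: [[-0.032, 0.015, 0.999], [-0.999, 0.005, -0.032], [-0.006, -1.0, 0.015]]
ft_force: [-0.5, 0.4, 0.7]
gripper_width: 0.0424
```

```bash
python3 - <<'E'
from h import *
shot("wrist","w45"); crop("w45",70,100,170,250,4)
E
```

```text
w45 cam moved mm [ 0.03  0.19 -0.11]
```

View pics/w45.png

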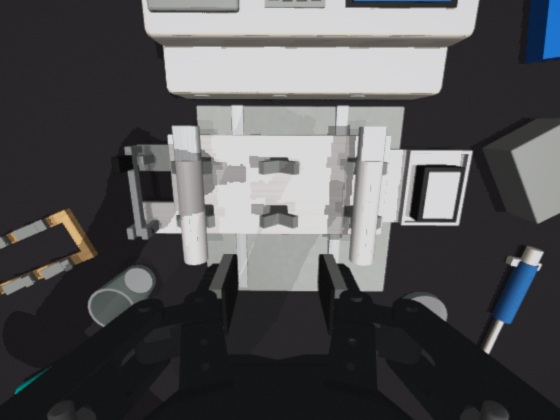

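View pics/w45_c.png

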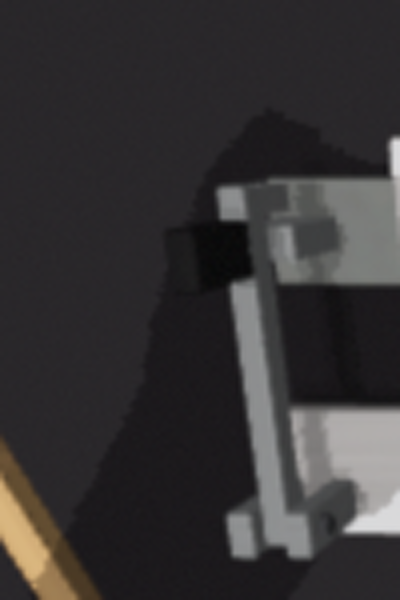

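```bash
python3 - <<'E'
from h import *
f=lambda x,y:(70+x/4-.4,100+y/4-.4); g=lambda x,y:(220+x/3.3-.35,80+y/3.3-.35)
for n,a,b in [("tab top ctr",(184,260),(121,290)),("tip",(231,188),(130,219)),("pivot end",(274,543),(134,584))]:
    X,e1,e2=tri(("w45",f(*a)),("w44",g(*b)));print(n,X.round(4),e1.round(1),e2.round(1))
E
```

```text
tab top ctr [0.6351 0.0623 0.0995] [-0.  -0.6] [-0.   0.8]
tip [0.6539 0.0609 0.0666] [0. 0.] [-0. -0.]
pivot end [0.5301 0.0654 0.0708] [-0.1  0.3] [ 0.1 -0.4]
```

```bash
python3 - <<'E'
from h import *
im=cv2.imread("pics/w45.png")
y=cv2.resize(im[115:275,165:225],None,fx=3.7,fy=3.7,interpolation=cv2.INTER_CUBIC);x=cv2.resize(im[115:275,335:475],None,fx=3.7,fy=3.7,interpolation=cv2.INTER_CUBIC)
cv2.imwrite("pics/w45_j.png",np.hstack([y,x]))
E
```

```text
(no output)
```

View pics/w45_j.png

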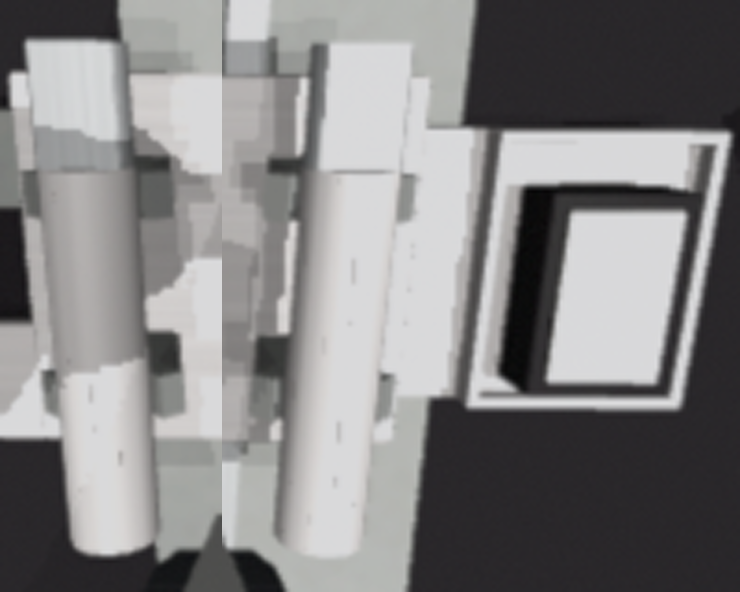

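```bash
python3 - <<'E'
from h import *
g=lambda P:np.array([(335+(x-222)/3.7-.4,115+y/3.7-.4) for x,y in P])
def bp(P,z):
    c,v=rays("w45",g(P)); return np.array([c+d*(z-c[2])/d[2] for d in v])
W=[(568,210),(688,210),(660,385),(546,383)];T=[(492,132),(730,132),(683,408),(468,406)]
for zf in (.028,.030,.034):
    w=bp(W,zf+.0295);t=bp(T,zf+.010);print(zf,"white",w.mean(0).round(4),"tray",t.mean(0).round(4),"size",np.linalg.norm(t[0]-t[1]).round(4),np.linalg.norm(t[0]-t[3]).round(4),np.linalg.norm(w[0]-w[1]).round(4),np.linalg.norm(w[0]-w[3]).round(4),"d",(w.mean(0)-t.mean(0)).round(4))
E
```

```text
0.028 white [ 0.5727 -0.3647  0.0575] tray [ 0.5781 -0.3654  0.038 ] size 0.0905 0.1104 0.0444 0.0673 d [-0.0055  0.0007  0.0195]
0.03 white [ 0.5732 -0.3636  0.0595] tray [ 0.5786 -0.3643  0.04  ] size 0.0901 0.1099 0.0442 0.067 d [-0.0054  0.0007  0.0195]
0.034 white [ 0.5741 -0.3613  0.0635] tray [ 0.5795 -0.3622  0.044 ] size 0.0893 0.1088 0.0437 0.0663 d [-0.0053  0.0008  0.0195]
```

>>> move_arm(steps=[[[0, 0.25, -0.1, 0, 0, 0, 0.5], [0, 0.45, -0.2, 0, 0, 0, 0.5], [0, 0.57, -0.35, 0, 0, 0, 0.5], [0, 0.57, -0.45, 0, 0, 0, 0.5], [0, 0.57, -0.45, 0, 0, 0, 0.5]]])

```text
time_s: 67.38
tcp_pos: [0.5968, -0.0236, 0.2251]
eef_rot: [[-0.032, 0.013, 0.999], [-0.999, 0.005, -0.032], [-0.005, -1.0, 0.013]]
ft_force: [-0.1, 0.2, 0.3]
gripper_width: 0.0426
```

>>> move_arm(steps=[[[0, 0, 0, 0, 0, 0, 0.5], [0, 0, 0, 0, 0, 0, 0.5], [0, 0, 0, 0, 0, 0, 0.5], [0, 0, 0, 0, 0, 0, 0.5]]])

```text
time_s: 67.88
tcp_pos: [0.5977, -0.0242, 0.2267]
eef_rot: [[-0.033, 0.016, 0.999], [-0.999, 0.005, -0.033], [-0.006, -1.0, 0.016]]
ft_force: [-0.7, 0.4, -0.6]
gripper_width: 0.0427
```

```bash
python3 - <<'E'
from h import *
shot("wrist","w46"); print(bot.state()["tcp_pos"]); K,R,t=info("wrist"); print(-R.T@t)
crop("w46",240,80,320,220,4)
g=cv2.cvtColor(cv2.imread("pics/w46.png"),cv2.COLOR_BGR2GRAY)
for v in (118,128,138,146): print(v,g[v,255:308].tolist())
E
```

```text
w46 cam moved mm [ 0.02 -0.06  0.12]
[ 0.5976457  -0.02411827  0.22653989]
[ 0.67193081 -0.02750908  0.37103982]
118 [37, 37, 36, 37, 37, 36, 37, 36, 37, 36, 36, 37, 38, 38, 36, 25, 23, 34, 90, 148, 168, 171, 171, 170, 170, 171, 171, 172, 172, 171, 171, 171, 171, 171, 171, 171, 171, 171, 171, 171, 171, 172, 172, 173, 173, 173, 173, 174, 174, 174, 172, 172, 176]
128 [24, 24, 23, 23, 21, 23, 26, 53, 94, 122, 170, 203, 208, 208, 207, 207, 207, 209, 210, 209, 208, 208, 211, 212, 212, 211, 213, 213, 212, 210, 209, 213, 215, 214, 211, 211, 210, 211, 212, 212, 191, 155, 138, 163, 170, 172, 172, 173, 174, 174, 173, 173, 171]
138 [169, 168, 168, 168, 168, 167, 165, 136, 108, 120, 165, 200, 207, 206, 206, 206, 206, 208, 209, 207, 207, 208, 210, 211, 211, 211, 213, 213, 211, 209, 209, 213, 214, 213, 211, 210, 209, 211, 211, 210, 186, 154, 167, 208, 216, 217, 217, 217, 217, 217, 217, 217, 217]
146 [168, 168, 167, 167, 167, 167, 164, 134, 107, 115, 161, 200, 206, 205, 205, 205, 206, 207, 209, 207, 206, 207, 209, 210, 209, 210, 212, 212, 210, 207, 207, 212, 214, 211, 209, 209, 208, 210, 211, 208, 173, 150, 181, 210, 216, 217, 217, 217, 217, 217, 217, 217, 217]
```

View pics/w46_c.png

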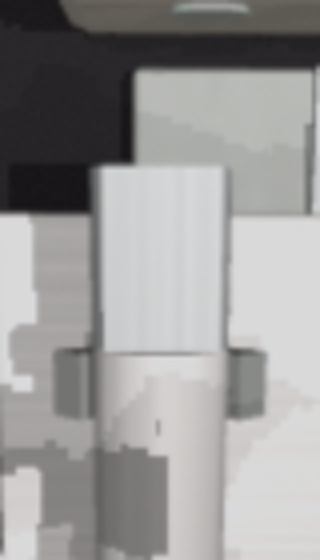

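```bash
python3 - <<'E'
from h import *
s=bot.state(); print(s["time_s"],s["ft_force"]); print(bot.finish_job())
E
```

```text
67.925 [-0.5876875   0.02210228  0.32355371]
the job is handed in; nothing more can be done
None
```

I loaded both sample bars, put the tile in its tray, pushed the carriage home and let the latch drop. I then handed the job in at 67.9 s of the 210 s. The hand-in gave no verdict, so everything below comes from my own camera measurements.

- **Bars:** Only two bars were in the stand. They went into rests 1 and 3, flatted end to the reader. Each was rolled flat-up with intermediate regrips.
    - **Roll:** The last overhead view of bar 2 showed its flat about 3° off. I last viewed bar 1 from directly overhead before the push, when it was 1–2° off. A rough oblique check afterwards gave about 4°. The limit is 10°.
    - **Position along the rests:** Both sat about 5 mm back from centre when I measured them before the push; the limit is 12 mm. The carriage appears to have slid about 8 mm during loading, which likely explains this. I left it, since it was inside the limit.
- **Tile:** It had been knocked aside earlier, so I found it again before picking it up. It lies white side up, about 5.5 mm off centre in x and 1 mm in y; the limit is 14 mm.
- **Carriage and latch:** I pinched and lifted the tab, then pushed until the force climbed steeply, 67–70 mm of travel past the striker. Lowered and released, the latch triangulates as level, with its tip at 66.6 mm high against 66.1 mm before.
- **Checks that disagreed:**
    - An oblique view before the push suggested bar 2 was 29° off in roll. An oblique one after it suggested about 10°. I set both aside because the overhead views before and after the push agreed on 3°.
    - The side camera's projections were a few pixels off from the wrist camera's. I went with the wrist camera.
- **Force:** The wrist force reached 55 N while bar 2 was being seated, and about 41 N in x against the end stop. The wrist limit is 120 N.

I touched none of the other items on the bench.

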